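# Load the watch vibration tester and lock the carriers with ball-lock pins

### The arm

A 6-joint arm with a two-finger parallel gripper is mounted at the origin on the work surface. World frame = base frame: x ahead of the robot, y to its left, z up, the work surface at z = 0. Lengths are in m, angles in rad, forces in N, time in s.
With the tool pointing down it reaches from about 0.35 to 0.8 m from the base axis. Payload 7.3 kg.
Tool frame: the origin (TCP) lies where the fingers leave the gripper's body, on its centre line; the fingertips stand 73 mm ahead of it and the grasp point (between the pads) lies ctrl.pinch_z ahead of it (ctrl.pinch_z is the distance from the TCP to the grasp point, in m); y points along the fingers, x is the direction in which the jaws open and shut, and the axes are right-handed (so a half turn about y gives the same grasp; the last joint's range is limited). The gripper opens to 85 mm and grips with 20 to 120 N. Pads are 22 mm wide; open, the fingers measure 114 mm over their backs; the gripper's body (76 mm by 85 mm) begins 54 mm behind the grasp point. The pads swing forward as they close: fully open they stand 13 mm farther back than shut.
Start: joints at [-1.446, 0.342, 1.524, -0, 1.275, -0.146], TCP at [0.14, -0.506, 0.304] pointing down, gripper open.
Joint ranges: [-2.53, 2.53], [-0.77, 2.02], [0.04, 2.7], [-1, 4.14], [0.28, 2.66], [-3.11, 3.11]. Speed limits (rad/s): [2.57, 2.57, 3.14, 3.14, 3.14, 3.14].

### API

Orientations are given as [roll, pitch, yaw] about the fixed x, y, z axes, in that order (R = Rz(yaw) Ry(pitch) Rx(roll)).
In Python, from workcell import ctrl, imaging gives the robot as it stands.
- The arm moves only by the tool servo_tool, never from a script. Its argument "plan" is one flat list of numbers, 7 for each row, row after row: the shift along the tool's x, y, z in units of 40 mm (1.0 is 40 mm), then the turn, a rotation vector about the tool's x, y, z in units of 6 degrees (1.0 is 6 degrees), then the gripper's target within -1 to 1 (fully open at 1, half-way at 0, shut at -1). In form: [dx, dy, dz, rx, ry, rz, claw, dx, dy, dz, rx, ry, rz, claw, ...]. A call has 1 to 12 rows; each row shifts and turns the commanded pose from where the row before left it, along the tool's axes as they then stand; what a row does not reach is not made up. A row lasts 1/12 s, in which the tool goes at most 41.7 mm and 7.16 degrees, less where a joint would pass 70% of its speed; a pose out of reach is approached as far as the arm can. A call is refused whole if a number of a shift passes 1 or a number of a turn 1, either way. A call with a gripper value outside its range is refused whole. The fingers move at their own pace and stop on an object; "newtons" is the grip in N (left out, the last holds). Time passes only in rows, so rows that do not move let the fingers close. It gives the time, the measured TCP pose, the force and the opening at its end, in the units of the state.
- ctrl.get_state(): the state, without advancing time (a new reading comes with each control period).
- imaging.camera(name): name is "side" or "top"; returns the picture (480x640x3 uint8, red, green, blue); there is no depth.
- imaging.camera_info(name): a dict with "camera_matrix" (3x3 intrinsics, pixels), "rvec" (rotation vector, rad) and "tvec" (3), from world to camera coordinates, as OpenCV has them. Camera axes: x right, y down, z forward; pixel columns grow to the right and rows downward; lengths in m; the calibration is good to about 2 mm. A picture is of the moment at which its call begins. camera_info takes no time and is no camera call.
- ctrl.hand_in(): hands the job in, once; it reports no verdict.
The state is a dict: "clock": time; "joints": joint angles; "qvel": joint speeds; "effort": joint torques, N m; "tcp_pos": TCP position; "tool_rot": TCP orientation; "force": force on the tool from outside, world axes, zero at the start; "moment": the same for the moment, N m; "opening": finger opening in m.
Only numpy, scipy, OpenCV 4.12 (cv2) and the standard library are available. Lean on these libraries where they do the work, as an engineer would, in place of code of your own. Each camera call takes 0.05 s, during which the arm holds its last target.

### The job

The watches on the bench are due for the vibration test: throw the tester's toggle latch open, swing its clear cover up and back until it stands open by itself, and lay every watch carrier flat in a bay of its own, its hole over the hole in the test plate. Lock each carrier with a ball-lock pin from the round stand: start the pin in the carrier's hole, press its button and push it down through both holes until the flange lies on the carrier, then let the button spring back out so that the balls lock. Leave the cover open and any spare pin in the stand, and do not push the other things on the bench about.

Things in the scene. Friction and masses are not known exactly. Their poses are not given: they have to be found in the camera images.
- tester: fixed vibration tester: grey open-topped housing 150 mm (its x) x 216 mm (y), walls 97 mm high, 7 mm thick; white control pod 80 mm wide on its +y side. Origin: centre of the grey housing's underside; -x is the front (latch), +x the back (cover's hinge). Inside, a test plate (top at z 85 mm, 10 mm thick, open below) with three bays side by side along y
- bay1 (a point): hole of bay 1: 15 mm through hole, point at its centre at the test plate's top; axes as the tester's. Each bay is 103 mm (x) x 51 mm (y), between ridges 7.5 mm high whose 45 degree sides lead a carrier in; its middle is 37 mm from the hole along the tester's +x
- bay2 (a point): hole of bay 2: 15 mm through hole, point at its centre at the test plate's top; axes as the tester's. A carrier lies in a bay with its x axis along the tester's x, so that its hole, at the front, is over this one and its top 8 mm above this point
- bay3 (a point): hole of bay 3: 15 mm through hole, point at its centre at the test plate's top; axes as the tester's. Bays are 60 mm apart along y; any carrier may go in any bay
- latch (a joint): over-centre draw latch on the front wall, rad: 0 closed (lever down, wire bail over the cover's hook), 2.0 at most. The lever's lip swings out to the front and up about a line along y at x -85, z 82 mm in the tester's frame. It takes about 2 N at the lip to 0.35 rad, then swings on by itself to 1.6 or more and stays. Below about 0.5 the bail still holds the cover shut
- latch_lip (a point): middle of the latch lever's turned-out lip, a steel plate 22 mm wide (along the tester's y), 5 mm thick. Closed it is at x -123, y -45, z 31 mm in the tester's frame, 48 mm in front of the front wall. Both sides are free for fingers; pinched by its sides it turns between them
- lid (a joint): clear cover of the tester, 150 x 216 x 49 mm, 4 mm walls; rad: 0 shut, 1.75 fully back. It turns up and back about a line along y at x +75, z 97.5 mm in the tester's frame; its stiff hinge holds it where it is left. Lifting takes about 4 N at the tab. Below 1.57 its front rim still overhangs the housing, in a gripper's way
- lid_tab (a point): middle of the cover's lift tab, a black plate 24 mm wide (along the tester's y), 8 mm thick, standing 37 mm out to the front of the cover's upper edge. Shut it is at x -97, y +50, z 142 mm in the tester's frame. Free at both sides and below; pinched by its sides it turns between the fingers
- carrier1: watch carrier: flat aluminium plate 100 (x) x 48 (y) x 8 mm, lying flat; 15 mm hole 37 mm from its middle towards -x; on it, centred 8 mm from the middle towards +x, a black cushion 40 mm (x) x 42 mm (y) reaching 44 mm above the underside, a 38 mm wristwatch on top (to 54 mm). Origin: middle of the underside, z up. May be absent
- carrier2: watch carrier, same as carrier1. Best gripped by the cushion's two plain x faces, 40 mm apart, between plate and watch (8 to 44 mm above the underside); the strap covers its y faces. 0.17 to 0.34 kg. May be absent
- carrier3: watch carrier, same as carrier1. May be absent
- pin_stand: round grey stand, fixed on the 3 mm thick bench mat like all the rest: disc 100 mm in diameter with three upright tubes 34 mm in diameter, 42 mm high, on a 40 mm radius, each holding one pin with its flange on the tube's rim. Origin: centre of its underside
- pin1: ball-lock pin, upright: 12 mm shank 36 mm long with round tip; flange 32 mm wide, 4 mm thick; round grip 26 mm wide from 4 to 28 mm above the flange's underside; 16 mm push button, top at 37 mm. Origin: centre of the flange's underside; z towards the button. Three balls stand out of the shank to 10 mm from the axis, 21 to 26 mm below the flange's underside. 0.13 kg
- pin2: ball-lock pin, same as pin1. Its balls, while the button is out, do not pass a 15 mm hole: set in a carrier's hole and let go, the pin stands upright on its balls, flange 26 mm above the carrier, 10 mm of its tip in the hole
- pin3: ball-lock pin, same as pin1. Pushed down on its button with about 8 to 14 N, the balls draw in and the whole pin follows 26 mm down through carrier and test plate until the flange lies on the carrier; let go, the button springs out and the balls lock below the plate
- pin1_button (a joint): this pin's push button, m: 0 out (balls out, locked), 0.006 fully in (balls drawn in); its spring takes 3 N at first, 5 N when fully in
- pin2_button (a joint): this pin's push button, m: 0 out (balls out, locked), 0.006 fully in (balls drawn in); its spring takes 3 N at first, 5 N when fully in
- pin3_button (a joint): this pin's push button, m: 0 out (balls out, locked), 0.006 fully in (balls drawn in); its spring takes 3 N at first, 5 N when fully in
- movement_vice: bystander: small brass movement holder, 62 x 52 mm, 15 mm high
- loupe: bystander: black eye loupe, 38 mm across, 40 mm high
- oil_jar: bystander: amber glass jar, 48 mm across, 50 mm high
- screwdriver: bystander: steel screwdriver 150 mm long, lying
- dust_dome: bystander: clear dust cover on a round teal tray, 120 mm across, 90 mm high
- case_knife: bystander: case opener with black handle, 160 mm long, lying
Mind the look-alikes: they are no part of the job. What is shaped like the carrier1 but green is not meant.

How it is judged:
On the way, in this order (a step that is already met when the one before it is completed fails the run):
1. the latch lever is thrown open (value of joint latch above 1.2 rad), for 0.2 s.
2. the cover is swung open and stands by itself (value of joint lid above 1.2 rad), for 0.3 s.
At the end, for the whole second after the job is handed in: Latch above 1.0 rad, cover above 1.2 rad; each carrier flat and at rest within 4 mm (height 3 mm) of its place in a bay; a pin through its hole (within 5 mm), flange within 3 mm of its top, button out (under 1.5 mm pressed); every pin, the spare too, upright in a bay or in the stand (value of joint latch above 1 rad and value of joint lid above 1.2 rad and ((x of carrier1 in the frame of bay1 between 0.033 and 0.041 m and y of carrier1 in the frame of bay1 between -0.004 and 0.004 m and z of carrier1 in the frame of bay1 between -0.003 and 0.003 m) or (x of carrier1 in the frame of bay2 between 0.033 and 0.041 m and y of carrier1 in the frame of bay2 between -0.004 and 0.004 m and z of carrier1 in the frame of bay2 between -0.003 and 0.003 m) or (x of carrier1 in the frame of bay3 between 0.033 and 0.041 m and y of carrier1 in the frame of bay3 between -0.004 and 0.004 m and z of carrier1 in the frame of bay3 between -0.003 and 0.003 m)) and ((x of pin1 in the frame of carrier1 between -0.042 and -0.032 m and y of pin1 in the frame of carrier1 between -0.005 and 0.005 m and z of pin1 in the frame of carrier1 between 0.005 and 0.011 m and value of joint pin1_button below 0.0015 m) or (x of pin2 in the frame of carrier1 between -0.042 and -0.032 m and y of pin2 in the frame of carrier1 between -0.005 and 0.005 m and z of pin2 in the frame of carrier1 between 0.005 and 0.011 m and value of joint pin2_button below 0.0015 m) or (x of pin3 in the frame of carrier1 between -0.042 and -0.032 m and y of pin3 in the frame of carrier1 between -0.005 and 0.005 m and z of pin3 in the frame of carrier1 between 0.005 and 0.011 m and value of joint pin3_button below 0.0015 m)) and ((x of carrier2 in the frame of bay1 between 0.033 and 0.041 m and y of carrier2 in the frame of bay1 between -0.004 and 0.004 m and z of carrier2 in the frame of bay1 between -0.003 and 0.003 m) or (x of carrier2 in the frame of bay2 between 0.033 and 0.041 m and y of carrier2 in the frame of bay2 between -0.004 and 0.004 m and z of carrier2 in the frame of bay2 between -0.003 and 0.003 m) or (x of carrier2 in the frame of bay3 between 0.033 and 0.041 m and y of carrier2 in the frame of bay3 between -0.004 and 0.004 m and z of carrier2 in the frame of bay3 between -0.003 and 0.003 m)) and ((x of pin1 in the frame of carrier2 between -0.042 and -0.032 m and y of pin1 in the frame of carrier2 between -0.005 and 0.005 m and z of pin1 in the frame of carrier2 between 0.005 and 0.011 m and value of joint pin1_button below 0.0015 m) or (x of pin2 in the frame of carrier2 between -0.042 and -0.032 m and y of pin2 in the frame of carrier2 between -0.005 and 0.005 m and z of pin2 in the frame of carrier2 between 0.005 and 0.011 m and value of joint pin2_button below 0.0015 m) or (x of pin3 in the frame of carrier2 between -0.042 and -0.032 m and y of pin3 in the frame of carrier2 between -0.005 and 0.005 m and z of pin3 in the frame of carrier2 between 0.005 and 0.011 m and value of joint pin3_button below 0.0015 m)) and ((x of carrier3 in the frame of bay1 between 0.033 and 0.041 m and y of carrier3 in the frame of bay1 between -0.004 and 0.004 m and z of carrier3 in the frame of bay1 between -0.003 and 0.003 m) or (x of carrier3 in the frame of bay2 between 0.033 and 0.041 m and y of carrier3 in the frame of bay2 between -0.004 and 0.004 m and z of carrier3 in the frame of bay2 between -0.003 and 0.003 m) or (x of carrier3 in the frame of bay3 between 0.033 and 0.041 m and y of carrier3 in the frame of bay3 between -0.004 and 0.004 m and z of carrier3 in the frame of bay3 between -0.003 and 0.003 m)) and ((x of pin1 in the frame of carrier3 between -0.042 and -0.032 m and y of pin1 in the frame of carrier3 between -0.005 and 0.005 m and z of pin1 in the frame of carrier3 between 0.005 and 0.011 m and value of joint pin1_button below 0.0015 m) or (x of pin2 in the frame of carrier3 between -0.042 and -0.032 m and y of pin2 in the frame of carrier3 between -0.005 and 0.005 m and z of pin2 in the frame of carrier3 between 0.005 and 0.011 m and value of joint pin2_button below 0.0015 m) or (x of pin3 in the frame of carrier3 between -0.042 and -0.032 m and y of pin3 in the frame of carrier3 between -0.005 and 0.005 m and z of pin3 in the frame of carrier3 between 0.005 and 0.011 m and value of joint pin3_button below 0.0015 m)) and angle between each of carrier1, carrier2, carrier3's own z axis and vertical below 0.06 rad and linear speed of each of carrier1, carrier2, carrier3 below 0.03 m/s and height (world z) of each of pin1, pin2, pin3 above 0.035 m and angle between each of pin1, pin2, pin3's own z axis and vertical below 0.15 rad); the robot touches nothing.
It fails at once if one of the bystanders is pushed more than 60 mm from its place (distance of any of movement_vice, loupe, oil_jar, screwdriver, dust_dome, case_knife from where it was at the start of the episode above 0.06 m).
Of carrier1, carrier2, carrier3 only 2 to 3 are there at a start; the rules pass over those that are not, and their reading is None.
At some moment in a run one of carrier1, carrier2, carrier3 may be knocked a few centimetres aside while the robot is not near it.
It also fails if it takes over 210 s, if anything falls off the work surface, if the arm or the gripper's body presses on something with over 40 N, if the wrist force passes 120 N, or if a joint passes its speed limit or range.

## Working session

There is one attempt and no reset: what is moved stays moved. The work goes in short steps, Python scripts to look and compute and a tool call to move; the robot and the scene stay as the last step left them, time stands still between calls to the robot, and variables do not carry over. Pictures are saved under pics/ and viewed, and the job is handed in when it is done.

Besides the shell and the picture viewer there is one more tool, called by a JSON object that holds its "fn" and its "kwargs", one argument or row to a line. servo_tool: Moves the arm, as the interface text tells. Its arguments: {"type":"object","properties":{"plan":{"type":"array","items":{"type":"number"}},"newtons":{"type":"number"}},"required":["plan"]}

```bash
ls; mkdir -p pics; python3 - <<'E'
from workcell import ctrl, imaging
import cv2
print(ctrl.get_state(), ctrl.pinch_z)
for n in ("side","top"):
    im=imaging.camera(n); cv2.imwrite(f"pics/{n}0.png",im[:,:,::-1]); print(imaging.camera_info(n))
E
```

```text
pics
{'clock': 0.0, 'joints': array([-1.44598697e+00,  3.42728835e-01,  1.52502373e+00,  1.05877679e-05,
        1.27542417e+00, -1.46019506e-01]), 'qvel': array([-4.09026870e-05, -9.28962969e-04, -8.94914505e-06, -1.26190592e-03,
        2.14160086e-03, -1.86907849e-04]), 'effort': array([-2.26759839e-04, -4.33680439e+01, -2.46010154e+01, -1.85471913e-04,
        7.92791747e-03,  1.80561528e-05]), 'tcp_pos': array([ 0.14042988, -0.50556133,  0.30322037]), 'tool_rot': array([-1.57055582e+00,  1.56575607e-03, -1.29997037e+00]), 'force': array([-0.04088063, -0.32753447,  0.37669524]), 'moment': array([-0.03025385, -0.02570554, -0.03638593]), 'opening': 0.08517076236320635} 0.0539
{'camera_matrix': array([[580.3935838 ,   0.        , 320.20336937],
       [  0.        , 580.3935838 , 232.14123284],
       [  0.        ,   0.        ,   1.        ]]), 'rvec': array([ 2.04511687, -0.60603901,  0.33553979]), 'tvec': array([-0.3631009 ,  0.25556263,  1.18385116])}
{'camera_matrix': array([[486.22589213,   0.        , 317.91178971],
       [  0.        , 486.22589213, 247.27225978],
       [  0.        ,   0.        ,   1.        ]]), 'rvec': array([ 2.15806577, -2.22171063,  0.08701591]), 'tvec': array([0.03036133, 0.46847435, 1.28787031])}
```

View pics/side0.png

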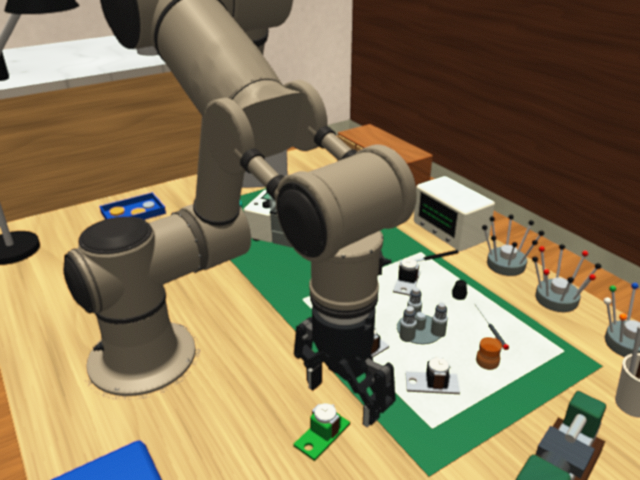

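View pics/top0.png

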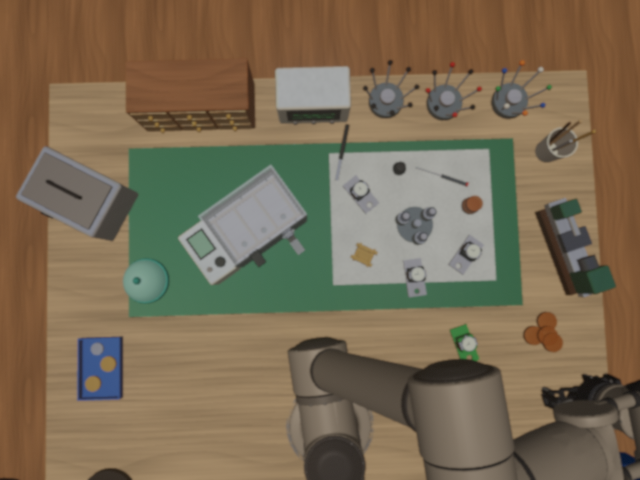

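```bash
cat > h.py <<'E'
from workcell import ctrl, imaging
import cv2, numpy as np
from scipy.spatial.transform import Rotation as Ro
class Cam:
    def __init__(s,n):
        i=imaging.camera_info(n); s.n=n; s.K=i["camera_matrix"]; s.rv=i["rvec"]; s.t=i["tvec"]; s.R=cv2.Rodrigues(s.rv)[0]; s.c=-s.R.T@s.t
    def px(s,P): return cv2.projectPoints(np.atleast_2d(np.array(P,float)),s.rv,s.t,s.K,None)[0][:,0]
    def ray(s,uv):
        d=s.R.T@np.linalg.inv(s.K)@np.array([uv[0],uv[1],1.]); return s.c,d/np.linalg.norm(d)
    def onz(s,uv,z):
        c,d=s.ray(uv); return c+d*(z-c[2])/d[2]
def tri(a,ua,b,ub):
    c1,d1=a.ray(ua); c2,d2=b.ray(ub)
    A=np.stack([d1,-d2],1); k=np.linalg.lstsq(A,c2-c1,rcond=None)[0]
    p,q=c1+k[0]*d1,c2+k[1]*d2
    return (p+q)/2,np.linalg.norm(p-q)
top=Cam("top"); side=Cam("side")
def grab(n,tag):
    im=imaging.camera(n)[:,:,::-1].copy(); cv2.imwrite(f"pics/{n}{tag}.png",im); return im
def crop(im,x0,y0,x1,y1,f,name):
    cv2.imwrite(name,cv2.resize(im[y0:y1,x0:x1],None,fx=f,fy=f,interpolation=cv2.INTER_CUBIC))
E
python3 - <<'E'
from h import *
a=cv2.imread("pics/top0.png"); crop(a,170,150,320,290,5,"pics/t1.png"); crop(a,330,140,500,310,3.5,"pics/t2.png")
b=cv2.imread("pics/side0.png"); crop(b,220,170,380,280,5,"pics/s1.png")
print(top.c,side.c)
print(top.px([[0,0,0],[.5,0,0],[.5,.2,0],[0.8,0,0]]))
E
```

```text
[0.37789447 0.03012093 1.31730348] [-0.16974387 -0.93886654  0.82968351]
[[329.37448637 424.14127926]
 [323.67831824 236.21462873]
 [250.0958361  238.31020831]
 [320.4029888  128.15572363]]
```

View pics/t1.png

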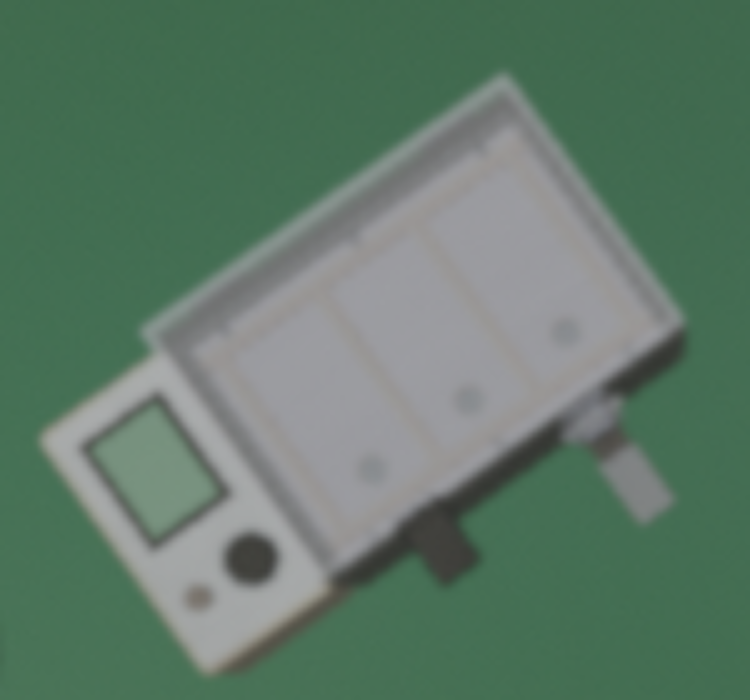

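View pics/t2.png

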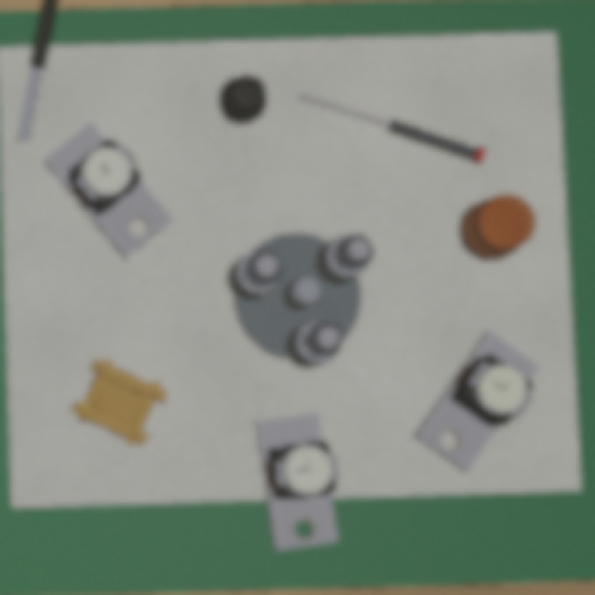

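View pics/s1.png

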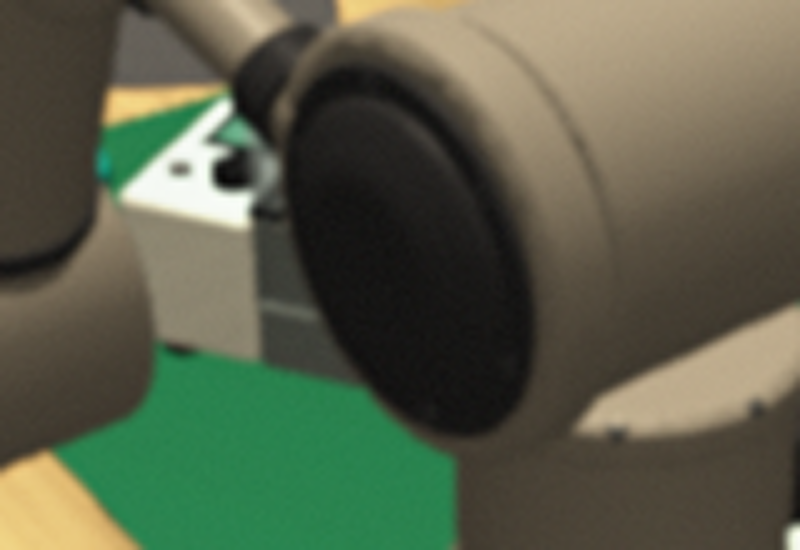

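```bash
python3 - <<'E'
from h import *
a=cv2.imread("pics/top0.png"); g=cv2.cvtColor(a,cv2.COLOR_BGR2GRAY).astype(float)
H=[]
for c in [(565,330),(467,400),(372,468)]:
    u,v=170+c[0]/5,150+c[1]/5
    x0,y0=int(round(u))-6,int(round(v))-6
    w=g[y0:y0+13,x0:x0+13]; m=np.clip(np.median(w)-3-w,0,None)
    yy,xx=np.mgrid[y0:y0+13,x0:x0+13]; m*=np.hypot(xx-u,yy-v)<5
    uv=((m*xx).sum()/m.sum(),(m*yy).sum()/m.sum()); p=top.onz(uv,.088); H.append(p); print(uv,p)
H=np.array(H); d=H[2]-H[0]; print("d",np.linalg.norm(d),np.arctan2(d[1],d[0])-np.pi/2)
yaw=np.arctan2(d[1],d[0])-np.pi/2
R=np.array([[np.cos(yaw),-np.sin(yaw)],[np.sin(yaw),np.cos(yaw)]])
for nm,c,z,loc in [("lip",(648,500),.034,None),("tab",(455,560),.145,None)]:
    p=top.onz((170+c[0]/5,150+c[1]/5),z); print(nm,p, R.T@(p[:2]-H[1,:2]))
for nm,c in [("c -y back",(505,75)),("c -y front",(685,320)),("c+y back",(145,330)),("c+y front",(335,585))]:
  for z in (.1,.149):
    p=top.onz((170+c[0]/5,150+c[1]/5),z); print(nm,z,p, R.T@(p[:2]-H[1,:2]))
E
```

```text
(np.float64(282.58870967741933), np.float64(215.86693548387098)) [0.54679721 0.10497308 0.088     ]
(np.float64(263.2090163934426), np.float64(229.45901639344262)) [0.51344432 0.15496934 0.088     ]
(np.float64(243.90123456790124), np.float64(243.38683127572017)) [0.47938646 0.20457011 0.088     ]
d 0.12026544978820888 0.5950092125090087
lip [0.46208632 0.06552922 0.034     ] [-0.09266443 -0.04528223]
tab [0.42851808 0.15618705 0.145     ] [-0.06964855  0.04861099]
c -y back 0.1 [0.67595676 0.13047455 0.1       ] [ 0.12085387 -0.11137608]
c -y back 0.149 [0.66395889 0.12643503 0.149     ] [ 0.10865369 -0.10799638]
c -y front 0.1 [0.54815112 0.04263269 0.1       ] [-0.03422432 -0.11248458]
c -y front 0.149 [0.5412978  0.04212905 0.149     ] [-0.04018215 -0.10906026]
c+y back 0.1 [0.55074566 0.31437206 0.1       ] [0.1202387  0.11110029]
c+y back 0.149 [0.5437879  0.30293013 0.149     ] [0.10806328 0.10552467]
c+y front 0.1 [0.41970188 0.22119248 0.1       ] [-0.04051301  0.10738643]
c+y front 0.149 [0.41801901 0.2135013  0.149     ] [-0.04621771  0.1019603 ]
```

```bash
cat > meas.py <<'E'
from h import *
def blob(ch,u,v,r,sgn):
    """centroid of brighter(sgn 1)/darker(-1) blob near u,v by Otsu in disc window"""
    x0,y0=int(round(u))-r,int(round(v))-r
    w=ch[y0:y0+2*r+1,x0:x0+2*r+1].astype(np.uint8)
    w4=cv2.resize(w,None,fx=8,fy=8,interpolation=cv2.INTER_CUBIC)
    _,m=cv2.threshold(w4,0,255,cv2.THRESH_OTSU+(cv2.THRESH_BINARY if sgn>0 else cv2.THRESH_BINARY_INV))
    n,l,s,c=cv2.connectedComponentsWithStats(m)
    k=l[w4.shape[0]//2,w4.shape[1]//2]
    if k==0: k=1+np.argmin([np.hypot(*(ci-w4.shape[0]/2)) for ci in c[1:]])
    cc=(c[k]+.5)/8-.5
    return (x0+cc[0],y0+cc[1]),s[k][4]/64.
def carrier(a,hole,watch,sgn=1):
    g=cv2.cvtColor(a,cv2.COLOR_BGR2GRAY)
    h,ah=blob(g,*hole,4,sgn); w,aw=blob(g,*watch,6,1)
    ph=top.onz(h,.011); pw=top.onz(w,.057); d=(pw-ph)[:2]; L=np.hypot(*d)
    yaw=np.arctan2(d[1],d[0])
    print("hole px",np.round(h,1),"A",ah,"watch px",np.round(w,1),"A",aw,"hole",ph.round(4),"watch",pw.round(4),"L %.4f yaw %.3f"%(L,yaw))
    return ph,pw,yaw
E
python3 - <<'E'
from meas import *
a=cv2.imread("pics/top0.png")
f=lambda x,y:(330+x/3.5,140+y/3.5)
carrier(a,f(139,229),f(107,172))
carrier(a,f(304,529),f(305,470),-1)
carrier(a,f(448,440),f(500,388))
# pins: button tops z: 3+42+37=.082 
g=cv2.cvtColor(a,cv2.COLOR_BGR2GRAY)
for c in [(266,265),(357,249),(327,338)]:
    u,A=blob(g,*f(*c),4,1); print("pin",np.round(u,1),A,top.onz(u,.082))
u,A=blob(g,*f(300,296),30,-1)
E
```

```text
hole px [368.9 204.9] A 16.671875 watch px [360.4 188.2] A 126.9375 hole [ 0.5809 -0.1249  0.011 ] watch [ 0.6183 -0.0989  0.057 ] L 0.0457 yaw 0.608
hole px [416.5 290.7] A 21.453125 watch px [417.4 273.8] A 138.0 hole [ 0.3451 -0.2442  0.011 ] watch [ 0.3899 -0.2386  0.057 ] L 0.0451 yaw 0.124
hole px [457.4 265.5] A 17.71875 watch px [473.4 250.5] A 134.453125 hole [ 0.4095 -0.3573  0.011 ] watch [ 0.4461 -0.3874  0.057 ] L 0.0475 yaw -0.689
pin [405.9 215.3] 27.734375 [ 0.54012901 -0.2103789   0.082     ]
pin [433.2 210.2] 52.109375 [ 0.55138183 -0.2810347   0.082     ]
pin [424.5 237. ] 35.796875 [ 0.48309005 -0.25556223  0.082     ]
```

```bash
python3 - <<'E'
from h import *
b=cv2.imread("pics/side0.png"); crop(b,370,240,510,400,5,"pics/s2.png")
a=cv2.imread("pics/top0.png"); crop(a,390,195,445,245,14,"pics/t3.png")
E
```

```text
(no output)
```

View pics/s2.png

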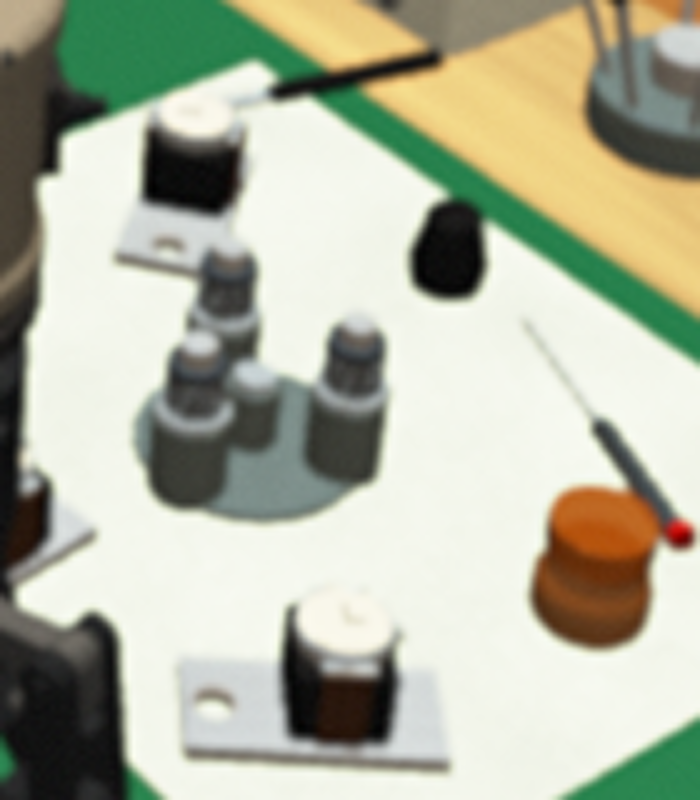

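View pics/t3.png

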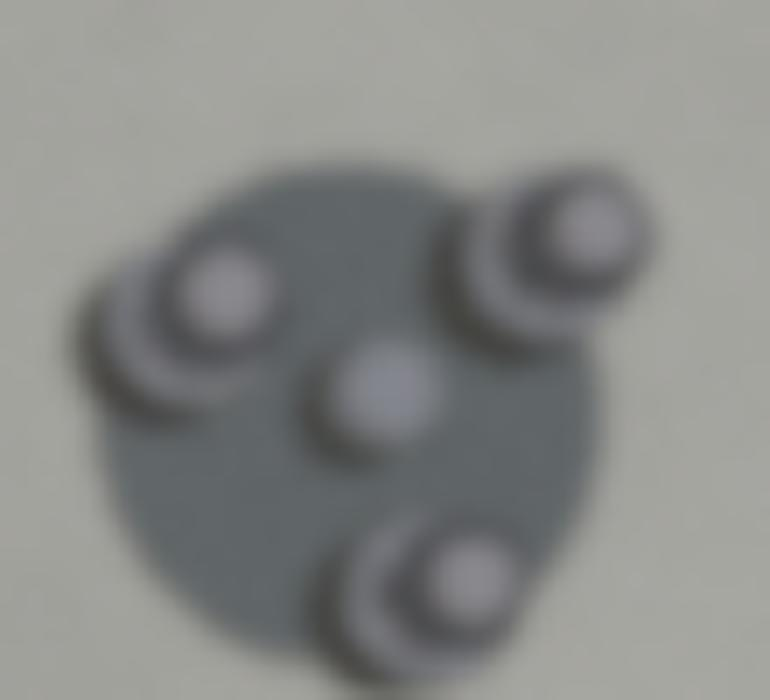

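```bash
python3 - <<'E'
from h import *
T=[(225,292),(595,230),(470,580)]; S=[(232,250),(358,326),(201,343)]
P=[]
for t,s in zip(T,S):
    t=(390+(t[0]+.5)/14-.5,195+(t[1]+.5)/14-.5); s=(370+(s[0]+.5)/5-.5,240+(s[1]+.5)/5-.5)
    p,e=tri(top,t,side,s); q=top.onz(t,.082); P.append(q); print(np.round(t,1),p.round(4),round(e,4),q.round(4), top.px(q), side.px(q))
P=np.array(P)
for i,j in((0,1),(1,2),(0,2)): print(np.linalg.norm(P[i]-P[j]))
E
```

```text
[405.6 215.4] [ 0.5403 -0.2099  0.0818] 0.0008 [ 0.5399 -0.2096  0.082 ] [[405.60714286 215.39285714]] [[415.59015925 289.54959144]]
[432. 211.] [ 0.5496 -0.2781  0.0819] 0.0003 [ 0.5495 -0.278   0.082 ] [[432.03571429 210.96428571]] [[441.05997474 304.74734801]]
[423.1 236. ] [ 0.4863 -0.2524  0.0833] 0.0016 [ 0.4858 -0.2522  0.082 ] [[423.10714286 235.96428571]] [[409.09244701 308.81023382]]
0.0690175558533074
0.06871892030395396
0.06888480632533213
```

```bash
python3 - <<'E'
from h import *
a=cv2.imread("pics/top0.png"); crop(a,240,220,310,275,11,"pics/t4.png")
yaw=.595; R=np.array([[np.cos(yaw),-np.sin(yaw)],[np.sin(yaw),np.cos(yaw)]]); b2=np.array([.5132,.1548])
for hx in (-.035,-.037,-.039):
    O=b2-R@[hx,0]
    for n,l in [("lip",(-.123,-.045,.034)),("tab",(-.097,.05,.145)),("pivot",(-.085,-.045,.085))]:
        w=O+R@np.array(l[:2]); px=top.px([*w,l[2]])[0]; print(hx,n,w,px,(px+.5-[240,220])*11-.5)
E
```

```text
-0.035 lip [0.46554583 0.06820855] [298.55197658 248.7242104 ] [649.07174238 320.96631442]
-0.035 tab [0.43382936 0.16145588] [258.76577984 259.86148547] [211.4235782  443.47634012]
-0.035 pivot [0.49701547 0.08950788] [289.22009657 235.27900027] [546.42106232 173.06900294]
-0.037 lip [0.46720212 0.06932956] [298.11149927 248.1117986 ] [644.22649192 314.22978456]
-0.037 tab [0.43548565 0.1625769 ] [258.28604091 259.18856761] [206.14645    436.07424369]
-0.037 pivot [0.49867177 0.0906289 ] [288.76299891 234.64352031] [541.39298803 166.0787234 ]
-0.039 lip [0.46885842 0.07045058] [297.67109346 247.49948622] [639.38202811 307.4943484 ]
-0.039 tab [0.43714195 0.16369792] [257.80638744 258.51576962] [200.87026182 428.67346579]
-0.039 pivot [0.50032806 0.09174991] [288.30597839 234.0081476 ] [536.36576233 159.08962361]
```

View pics/t4.png

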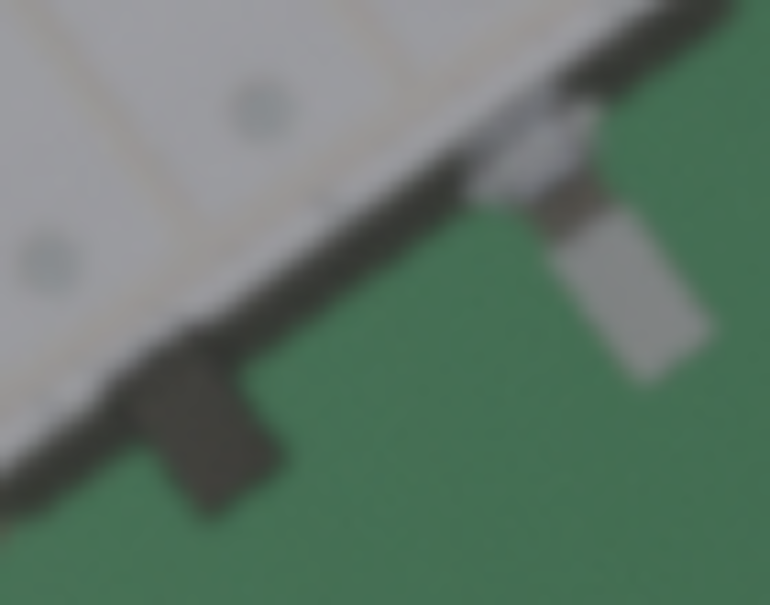

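```bash
cat > mv.py <<'E'
from h import *
YT=.595; RT=np.array([[np.cos(YT),-np.sin(YT),0],[np.sin(YT),np.cos(YT),0],[0,0,1]]); O=np.array([.5438,.1755,.003])
T=lambda *p: O+RT@np.array(p)      # tester -> world
def pose(yaw,tilt=0): return (Ro.from_euler('xyz',[-np.pi/2,0,yaw])*Ro.from_rotvec([tilt,0,0]))
def st(p=True):
    s=ctrl.get_state()
    if p: print("t %.2f tcp %s rot %s F %s open %.4f j %s"%(s['clock'],s['tcp_pos'].round(4),s['tool_rot'].round(3),s['force'].round(1),s['opening'],s['joints'].round(2)))
    return s
def go(P,yaw,tilt=0,s=None,frm=None):
    """shift units in current axes; rotvec units; shift in target axes"""
    s=s or ctrl.get_state(); R0=Ro.from_euler('xyz',s['tool_rot']) if frm is None else frm[1]; p=s['tcp_pos'] if frm is None else frm[0]
    R1=pose(yaw,tilt); rv=(R0.inv()*R1).as_rotvec()
    d=np.array(P)-p
    print("cur axes",(R0.inv().apply(d)/.04).round(3),"turn",(np.degrees(rv)/6).round(3),"target axes",(R1.inv().apply(d)/.04).round(3))
E
python3 - <<'E'
from mv import *
s=st(); print(T(-.18,-.045,.25)); go(T(-.18,-.045,.25),-.976)
E
```

```text
t 0.10 tcp [ 0.1404 -0.5056  0.3033] rot [-1.571e+00  1.000e-03 -1.300e+00] F [ 0.1 -0.1  0.1] open 0.0856 j [-1.45  0.34  1.52 -0.    1.28 -0.15]
[0.41995616 0.03734174 0.253     ]
cur axes [-11.208   1.275  10.364] turn [-0.004 -3.094 -0.013] target axes [-7.327  1.257 13.394]
```

{"fn": "servo_tool", "kwargs": {
  "plan": [0, 0, 0, 0, -1, 0, 1, 0, 0, 0, 0, -1, 0, 1, 0, 0, 0, 0, -1.0, 0, 1, 0, 0, 0, 0, -0.09, 0, 1, -0.43, 0.07, 0.79, 0, 0, 0, 1, -0.43, 0.07, 0.79, 0, 0, 0, 1, -0.43, 0.07, 0.79, 0, 0, 0, 1, -0.43, 0.07, 0.79, 0, 0, 0, 1, -0.43, 0.07, 0.79, 0, 0, 0, 1, -0.43, 0.07, 0.79, 0, 0, 0, 1, -0.43, 0.07, 0.79, 0, 0, 0, 1, -0.43, 0.07, 0.79, 0, 0, 0, 1],
  "newtons": 60
}}

```text
clock: 1.1
tcp_pos: [0.2731, -0.2486, 0.2814]
tool_rot: [-1.571, -0.0, -0.98]
force: [2.0, 0.3, 0.3]
opening: 0.0853
```

{"fn": "servo_tool", "kwargs": {
  "plan": [-0.43, 0.07, 0.79, 0, 0, 0, 1, -0.43, 0.07, 0.79, 0, 0, 0, 1, -0.43, 0.07, 0.79, 0, 0, 0, 1, -0.43, 0.07, 0.79, 0, 0, 0, 1, -0.43, 0.07, 0.79, 0, 0, 0, 1, -0.43, 0.07, 0.79, 0, 0, 0, 1, -0.43, 0.07, 0.79, 0, 0, 0, 1, -0.43, 0.07, 0.79, 0, 0, 0, 1, -0.43, 0.07, 0.79, 0, 0, 0, 1, 0, 0, 0, 1, 0, 0, 1, 0, 0, 0, 1, 0, 0, 1, 0, 0, 0, 1, 0, 0, 1]
}}

```text
clock: 2.1
tcp_pos: [0.4221, 0.0386, 0.2561]
tool_rot: [-1.253, -0.0, -0.976]
force: [-0.8, 0.5, -0.1]
opening: 0.0858
```

```bash
python3 - <<'E'
from mv import *
s=st(); print(T(-.18,-.045,.25)); go(T(-.16,-.045,.14),-.976,.4)
go(T(-.146,-.045,.081),-.976,.4)
E
```

```text
t 2.10 tcp [0.4221 0.0386 0.2561] rot [-1.253 -0.    -0.976] F [-0.8  0.5 -0.1] open 0.0858 j [-0.22  0.11  2.02  0.32  0.81  0.55]
[0.41995616 0.03734174 0.253     ]
cur axes [-0.005  2.823 -0.47 ] turn [0.782 0.001 0.002] target axes [-0.004  2.775 -0.699]
cur axes [-0.005  4.334 -0.599] turn [0.782 0.001 0.002] target axes [-4.00e-03  4.27e+00 -9.51e-01]
```

{"fn": "servo_tool", "kwargs": {
  "plan": [0, 0, 0, 0.78, 0, 0, 1, 0, 0.7, -0.18, 0, 0, 0, 1, 0, 0.7, -0.18, 0, 0, 0, 1, 0, 0.7, -0.17, 0, 0, 0, 1, 0, 0.67, -0.17, 0, 0, 0, 1, 0, 0.5, -0.08, 0, 0, 0, 1, 0, 0.5, -0.08, 0, 0, 0, 1, 0, 0.5, -0.09, 0, 0, 0, 1, 0, 0, 0, 0, 0, 0, 1, 0, 0, 0, 0, 0, 0, 1]
}}

```text
clock: 2.93
tcp_pos: [0.4468, 0.0546, 0.0834]
tool_rot: [-1.177, 0.003, -0.978]
force: [-0.1, -0.2, 0.6]
opening: 0.0855
```

```bash
python3 - <<'E'
from mv import *
s=st(); go(T(-.146,-.045,.081),-.976,.4)
a=grab("top",1); crop(a,220,180,340,290,6,"pics/t5.png"); b=grab("side",1)
E
```

```text
t 2.93 tcp [0.4468 0.0546 0.0834] rot [-1.177  0.003 -0.978] F [-0.1 -0.2  0.6] open 0.0855 j [-0.2   0.5   2.2   1.05  0.32 -0.21]
cur axes [-0.018  0.006  0.054] turn [ 0.057 -0.029 -0.018] target axes [-0.018  0.006  0.054]
```

View pics/side1.png

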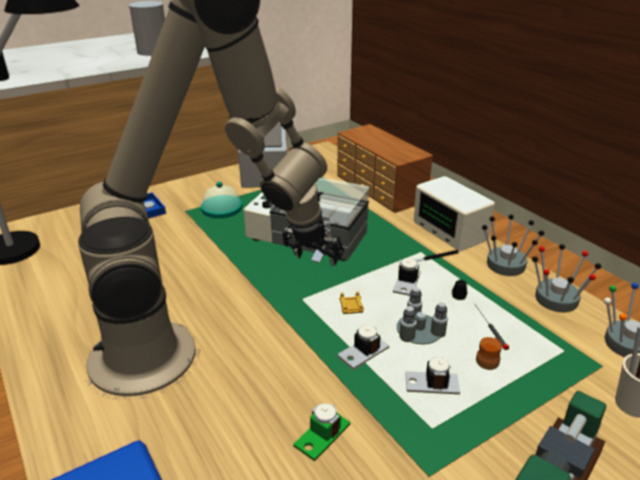

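View pics/t5.png

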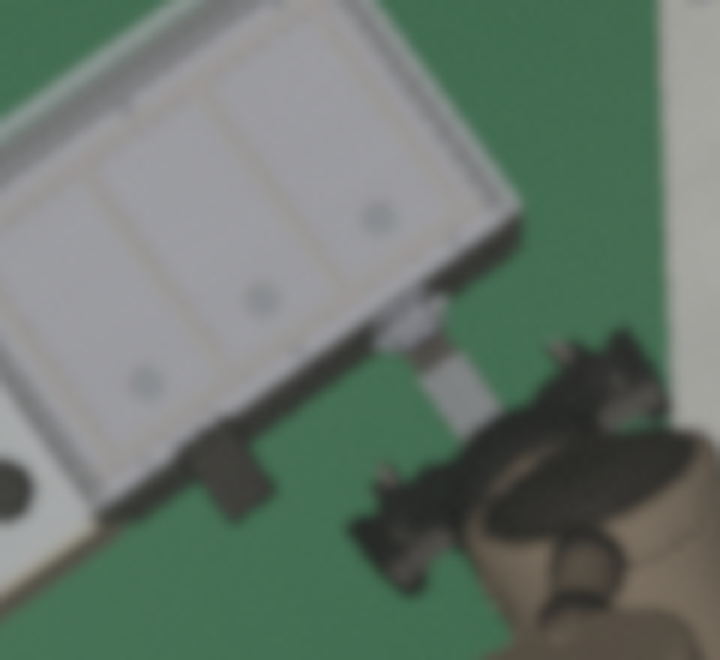

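```bash
cat >> mv.py <<'E'
def arc(gp,piv,thetas,tilts,L,yaw=-.976,r0=None):
    """gp (X,z) grasp point in tester, rotate about piv to front-up (lid: up/back same sense). prints rows for tool axes"""
    gp=np.array(gp);piv=np.array(piv); f=piv[0]-gp[0]; z=gp[1]-piv[1]; r=np.hypot(f,z); ph=np.arctan2(z,f)
    def tcp(th,a):
        g=np.array([piv[0]-r*np.cos(ph+th),piv[1]+r*np.sin(ph+th)])
        return g-L*np.array([np.sin(a),-np.cos(a)])
    prev=tcp(thetas[0],tilts[0]); pa=tilts[0]
    for th,a in zip(thetas[1:],tilts[1:]):
        c=tcp(th,a); d=c-prev
        # shift along tool axes before turn: y=(sin,-cos), z=(cos,sin)
        y=np.array([np.sin(pa),-np.cos(pa)]); zz=np.array([np.cos(pa),np.sin(pa)])
        print("th %.2f  tcp %s: [0, %.2f, %.2f, %.2f, 0,0]"%(th,c.round(3),d@y/.04,d@zz/.04,np.degrees(a-pa)/6)); prev=c;pa=a
E
python3 - <<'E'
from mv import *
arc((-.128,.0325),(-.085,.082),np.linspace(0,1.5,13),np.r_[np.linspace(.39,0.05,9),.05,.05,.05,.05],.052)
E
```

```text
th 0.12  tcp [-0.152  0.087]: [0, -0.19, -0.03, -0.41, 0,0]
th 0.25  tcp [-0.155  0.094]: [0, -0.19, -0.01, -0.41, 0,0]
th 0.38  tcp [-0.157  0.102]: [0, -0.20, 0.01, -0.41, 0,0]
th 0.50  tcp [-0.158  0.11 ]: [0, -0.20, 0.02, -0.41, 0,0]
th 0.62  tcp [-0.158  0.118]: [0, -0.20, 0.04, -0.41, 0,0]
th 0.75  tcp [-0.157  0.127]: [0, -0.20, 0.06, -0.41, 0,0]
th 0.88  tcp [-0.155  0.135]: [0, -0.20, 0.07, -0.41, 0,0]
th 1.00  tcp [-0.152  0.143]: [0, -0.20, 0.09, -0.41, 0,0]
th 1.12  tcp [-0.151  0.151]: [0, -0.20, 0.05, 0.00, 0,0]
th 1.25  tcp [-0.148  0.159]: [0, -0.19, 0.08, 0.00, 0,0]
th 1.38  tcp [-0.145  0.166]: [0, -0.18, 0.10, 0.00, 0,0]
th 1.50  tcp [-0.14   0.173]: [0, -0.17, 0.12, 0.00, 0,0]
```

{"fn": "servo_tool", "kwargs": {
  "plan": [0, 0, 0, 0, 0, 0, -1, 0, 0, 0, 0, 0, 0, -1, 0, 0, 0, 0, 0, 0, -1, 0, 0, 0, 0, 0, 0, -1, 0, 0, 0, 0, 0, 0, -1],
  "newtons": 40
}}

```text
clock: 3.45
tcp_pos: [0.4474, 0.0544, 0.0844]
tool_rot: [-1.174, -0.001, -0.977]
force: [-0.5, 0.1, -0.8]
opening: 0.0257
```

{"fn": "servo_tool", "kwargs": {
  "plan": [0, 0, 0, 0, 0, 0, -1, 0, 0, 0, 0, 0, 0, -1]
}}

```text
clock: 3.62
tcp_pos: [0.4471, 0.0547, 0.0844]
tool_rot: [-1.174, 0.001, -0.976]
force: [-2.4, -0.6, 6.4]
opening: 0.0209
```

{"fn": "servo_tool", "kwargs": {
  "plan": [0, -0.19, -0.03, -0.41, 0, 0, -1, 0, -0.19, -0.01, -0.41, 0, 0, -1, 0, -0.2, 0.01, -0.41, 0, 0, -1, 0, -0.2, 0.02, -0.41, 0, 0, -1, 0, -0.2, 0.04, -0.41, 0, 0, -1, 0, -0.2, 0.06, -0.41, 0, 0, -1]
}}

```text
clock: 4.12
tcp_pos: [0.4393, 0.0495, 0.1268]
tool_rot: [-1.418, 0.002, -0.976]
force: [2.7, 0.8, -6.2]
opening: 0.0203
```

{"fn": "servo_tool", "kwargs": {
  "plan": [0, -0.2, 0.07, -0.41, 0, 0, -1, 0, -0.2, 0.09, -0.41, 0, 0, -1, 0, -0.2, 0.05, 0, 0, 0, -1, 0, -0.19, 0.08, 0, 0, 0, -1, 0, -0.18, 0.1, 0, 0, 0, -1, 0, -0.17, 0.12, 0, 0, 0, -1, 0, 0, 0, 0, 0, 0, -1]
}}

```text
clock: 4.7
tcp_pos: [0.4531, 0.059, 0.1748]
tool_rot: [-1.5, 0.003, -0.975]
force: [-1.6, -3.1, -0.5]
opening: 0.0209
```

```bash
python3 - <<'E'
from mv import *
s=st()
b=grab("side",2); crop(b,220,150,400,285,4.4,"pics/s3.png")
E
```

```text
t 4.70 tcp [0.4531 0.059  0.1748] rot [-1.5    0.003 -0.975] F [-1.6 -3.1 -0.5] open 0.0209 j [-0.06  0.36  1.92  0.06  0.81  0.87]
```

View pics/s3.png

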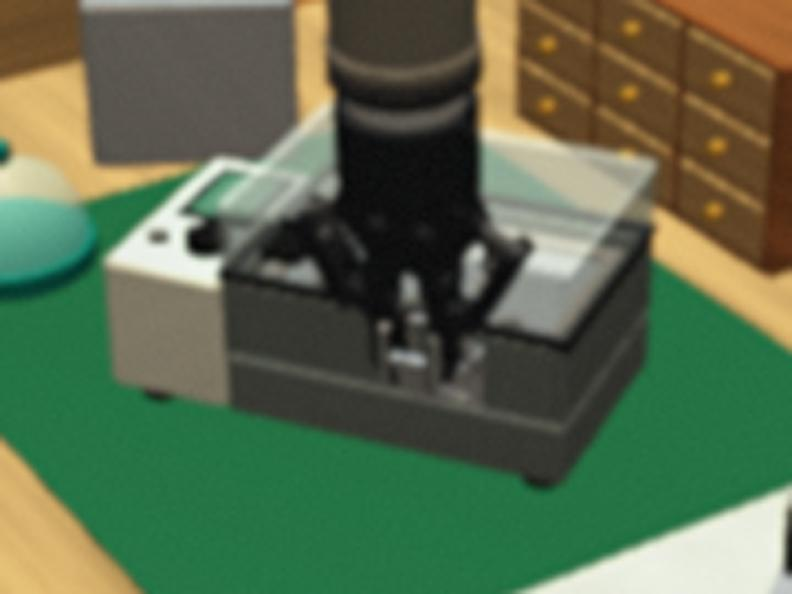

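{"fn": "servo_tool", "kwargs": {
  "plan": [0, 0, 0, 0, 0, 0, 1, 0, 0, 0, 0, 0, 0, 1, 0, 0, 0, 0, 0, 0, 1, 0, 0, 0, 0, 0, 0, 1, 0, -0.5, 0, 0, 0, 0, 1, 0, -0.8, 0, 0, 0, 0, 1, 0, -0.8, 0, 0, 0, 0, 1, 0, -0.7, 0, -0.67, 0, 0, 1]
}}

```text
clock: 5.42
tcp_pos: [0.4459, 0.054, 0.2876]
tool_rot: [-1.57, 0.003, -0.976]
force: [1.3, 0.5, -0.9]
opening: 0.0856
```

```bash
python3 - <<'E'
from mv import *
s=st(); go(T(-.102,.05,.264),-.976)
go(T(-.102,.05,.204),-.976)
a=grab("top",3);crop(a,170,130,350,290,4.4,"pics/t6.png");b=grab("side",3); crop(b,220,150,400,285,4.4,"pics/s3.png")
E
```

```text
t 5.42 tcp [0.4459 0.054  0.2876] rot [-1.57   0.003 -0.976] F [ 1.3  0.5 -0.9] open 0.0856 j [-0.05  0.22  1.75  0.    1.18  0.92]
cur axes [-2.392  0.523  1.179] turn [-0.012 -0.    -0.024] target axes [-2.393  0.515  1.179]
cur axes [-2.388  2.023  1.177] turn [-0.012 -0.    -0.024] target axes [-2.393  2.015  1.179]
```

View pics/s3.png

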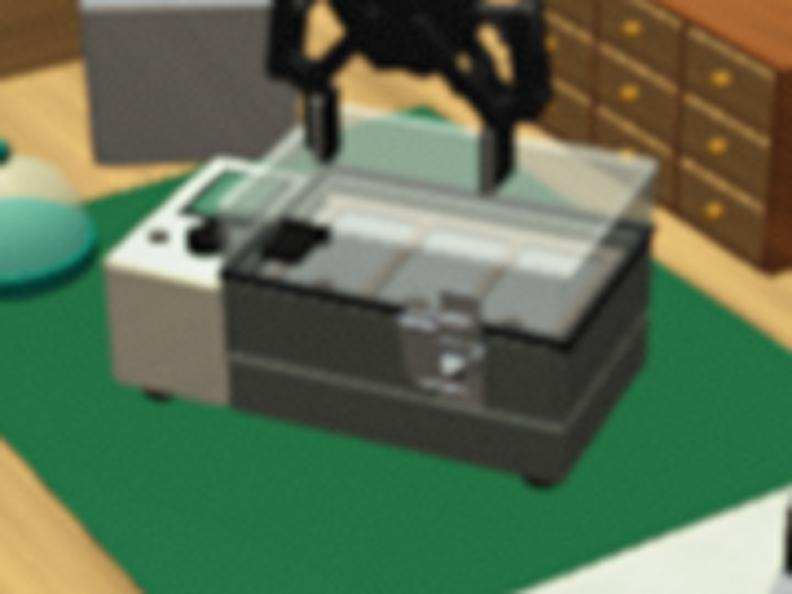

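View pics/t6.png

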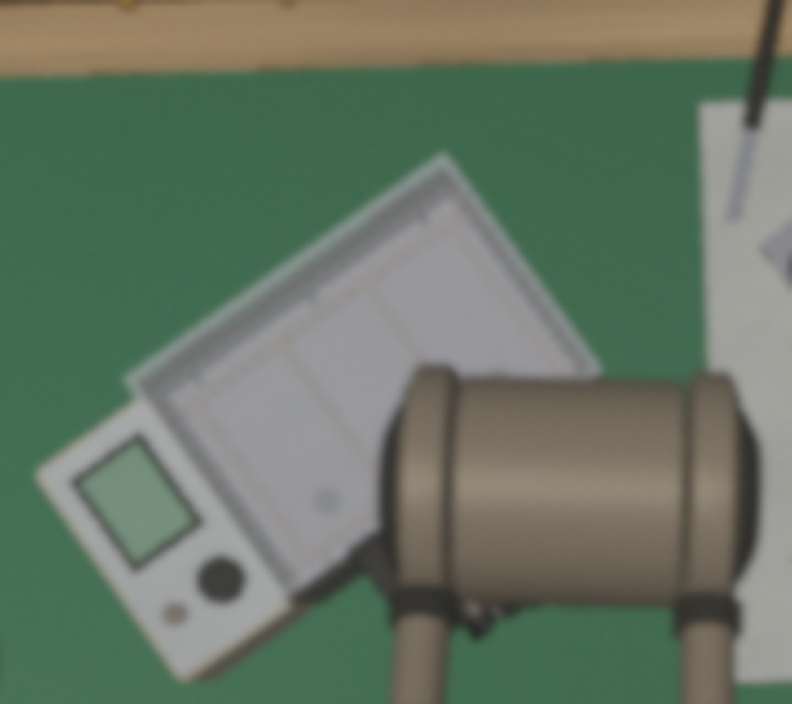

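{"fn": "servo_tool", "kwargs": {
  "plan": [-0.8, 0.17, 0.4, 0, 0, 0, 1, -0.8, 0.17, 0.4, 0, 0, 0, 1, -0.79, 0.17, 0.38, 0, 0, 0, 1, 0, 0.5, 0, 0, 0, 0, 1, 0, 0.5, 0, 0, 0, 0, 1, 0, 0.5, 0, 0, 0, 0, 1, 0, 0, 0, 0, 0, 0, -1, 0, 0, 0, 0, 0, 0, -1, 0, 0, 0, 0, 0, 0, -1, 0, 0, 0, 0, 0, 0, -1, 0, 0, 0, 0, 0, 0, -1, 0, 0, 0, 0, 0, 0, -1],
  "newtons": 40
}}

```text
clock: 6.52
tcp_pos: [0.4328, 0.16, 0.2068]
tool_rot: [-1.568, 0.001, -0.975]
force: [-0.2, -0.5, 3.7]
opening: 0.0229
```

{"fn": "servo_tool", "kwargs": {
  "plan": [0, 0, 0, 0, 0, 0, -1, 0, 0, 0, 0, 0, 0, -1]
}}

```text
clock: 6.68
tcp_pos: [0.4328, 0.16, 0.2068]
tool_rot: [-1.568, 0.001, -0.975]
force: [-0.3, -1.6, 6.9]
opening: 0.0226
```

```bash
python3 - <<'E'
from mv import *
s=st(); p=RT.T@(s['tcp_pos']-O); print(p)
print('lid'); arc((p[0],p[2]-.062),(.075,.0975),np.linspace(0,1.68,25),np.zeros(25),.062)
E
```

```text
t 6.68 tcp [0.4328 0.16   0.2068] rot [-1.568e+00  1.000e-03 -9.750e-01] F [-0.3 -1.6  6.9] open 0.0226 j [0.19 0.34 1.83 0.   0.97 1.16]
[-0.10063087  0.04938416  0.20379192]
lid
th 0.07  tcp [-0.097  0.216]: [0, -0.30, 0.09, 0.00, 0,0]
th 0.14  tcp [-0.093  0.228]: [0, -0.30, 0.11, 0.00, 0,0]
th 0.21  tcp [-0.088  0.239]: [0, -0.29, 0.13, 0.00, 0,0]
th 0.28  tcp [-0.082  0.251]: [0, -0.28, 0.15, 0.00, 0,0]
th 0.35  tcp [-0.075  0.261]: [0, -0.27, 0.17, 0.00, 0,0]
th 0.42  tcp [-0.067  0.272]: [0, -0.26, 0.19, 0.00, 0,0]
th 0.49  tcp [-0.059  0.281]: [0, -0.24, 0.20, 0.00, 0,0]
th 0.56  tcp [-0.05  0.29]: [0, -0.23, 0.22, 0.00, 0,0]
th 0.63  tcp [-0.041  0.299]: [0, -0.21, 0.24, 0.00, 0,0]
th 0.70  tcp [-0.031  0.307]: [0, -0.19, 0.25, 0.00, 0,0]
th 0.77  tcp [-0.02   0.314]: [0, -0.18, 0.26, 0.00, 0,0]
th 0.84  tcp [-0.009  0.32 ]: [0, -0.16, 0.28, 0.00, 0,0]
th 0.91  tcp [0.002 0.325]: [0, -0.14, 0.29, 0.00, 0,0]
th 0.98  tcp [0.014 0.33 ]: [0, -0.12, 0.29, 0.00, 0,0]
th 1.05  tcp [0.026 0.334]: [0, -0.10, 0.30, 0.00, 0,0]
th 1.12  tcp [0.038 0.337]: [0, -0.07, 0.31, 0.00, 0,0]
th 1.19  tcp [0.051 0.339]: [0, -0.05, 0.31, 0.00, 0,0]
th 1.26  tcp [0.063 0.34 ]: [0, -0.03, 0.32, 0.00, 0,0]
th 1.33  tcp [0.076 0.341]: [0, -0.01, 0.32, 0.00, 0,0]
th 1.40  tcp [0.089 0.34 ]: [0, 0.01, 0.32, 0.00, 0,0]
th 1.47  tcp [0.101 0.339]: [0, 0.04, 0.31, 0.00, 0,0]
th 1.54  tcp [0.114 0.336]: [0, 0.06, 0.31, 0.00, 0,0]
th 1.61  tcp [0.126 0.333]: [0, 0.08, 0.31, 0.00, 0,0]
th 1.68  tcp [0.138 0.329]: [0, 0.10, 0.30, 0.00, 0,0]
```

{"fn": "servo_tool", "kwargs": {
  "plan": [0, -0.3, 0.09, 0, 0, 0, -1, 0, -0.3, 0.11, 0, 0, 0, -1, 0, -0.29, 0.13, 0, 0, 0, -1, 0, -0.28, 0.15, 0, 0, 0, -1, 0, -0.27, 0.17, 0, 0, 0, -1, 0, -0.26, 0.19, 0, 0, 0, -1, 0, -0.24, 0.2, 0, 0, 0, -1, 0, -0.23, 0.22, 0, 0, 0, -1, 0, -0.21, 0.24, 0, 0, 0, -1, 0, -0.19, 0.25, 0, 0, 0, -1, 0, -0.18, 0.26, 0, 0, 0, -1, 0, -0.16, 0.28, 0, 0, 0, -1]
}}

```text
clock: 7.68
tcp_pos: [0.5075, 0.2105, 0.3211]
tool_rot: [-1.575, 0.003, -0.975]
force: [-1.2, -3.0, -6.6]
opening: 0.0228
```

{"fn": "servo_tool", "kwargs": {
  "plan": [0, -0.14, 0.29, 0, 0, 0, -1, 0, -0.12, 0.29, 0, 0, 0, -1, 0, -0.1, 0.3, 0, 0, 0, -1, 0, -0.07, 0.31, 0, 0, 0, -1, 0, -0.05, 0.31, 0, 0, 0, -1, 0, -0.03, 0.32, 0, 0, 0, -1, 0, -0.01, 0.32, 0, 0, 0, -1, 0, 0.01, 0.32, 0, 0, 0, -1, 0, 0.04, 0.31, 0, 0, 0, -1, 0, 0.06, 0.31, 0, 0, 0, -1, 0, 0.08, 0.31, 0, 0, 0, -1, 0, 0.1, 0.3, 0, 0, 0, -1]
}}

```text
clock: 8.68
tcp_pos: [0.6306, 0.2942, 0.3333]
tool_rot: [-1.568, 0.002, -0.975]
force: [0.2, -0.1, 9.5]
opening: 0.0213
```

```bash
python3 - <<'E'
from mv import *
s=st(); p=RT.T@(s['tcp_pos']-O); print(p)
b=grab("side",4); crop(b,190,120,410,285,3.6,"pics/s3.png")
E
```

```text
t 8.68 tcp [0.6306 0.2942 0.3333] rot [-1.568  0.002 -0.975] F [ 0.2 -0.1  9.5] open 0.0213 j [0.33 0.66 0.91 0.   1.57 1.3 ]
[0.13842599 0.04958866 0.33033434]
```

View pics/s3.png

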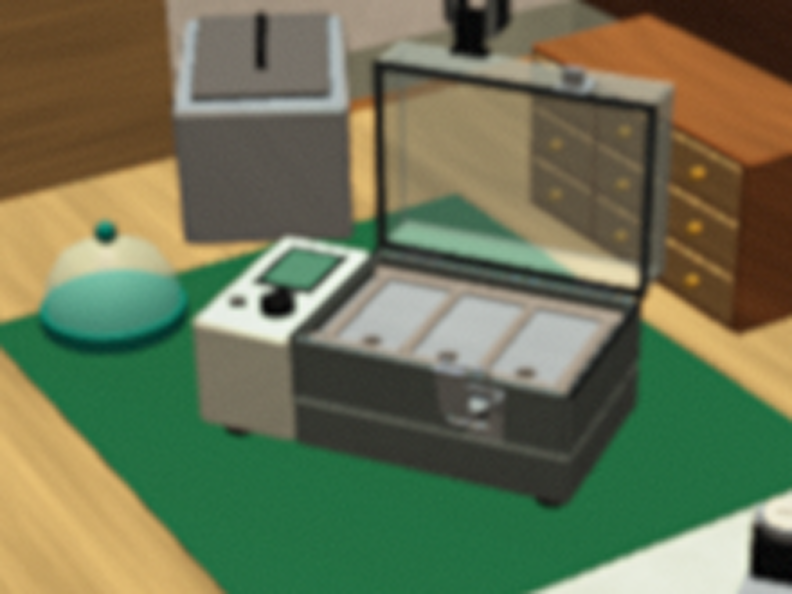

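{"fn": "servo_tool", "kwargs": {
  "plan": [0, 0, 0, 0, 0, 0, 1, 0, 0, 0, 0, 0, 0, 1, 0, 0, 0, 0, 0, 0, 1, 0, -0.5, 0, 0, 0, 0, 1, 0, -0.8, 0, 0, 0, 0, 1, 0, -0.7, 0, 0, 0, 0, 1, 0.7, 0, -0.52, 0, 0, 0, 1, 0.7, 0, -0.52, 0, 0, 0, 1, 0.7, 0, -0.52, 0, 0, 0, 1, 0.7, 0, -0.52, 0, 0, 0, 1, 0.7, 0, -0.52, 0, 0, 0, 1, 0.7, 0, -0.52, 0, 0, 0, 1]
}}

```text
clock: 9.73
tcp_pos: [0.6204, 0.0831, 0.4111]
tool_rot: [-1.571, 0.003, -0.975]
force: [0.6, -0.6, 0.1]
opening: 0.0854
```

{"fn": "servo_tool", "kwargs": {
  "plan": [0, 0, 0, 0, -1, 0, 1, 0, 0, 0, 0, -1, 0, 1, 0, 0, 0, 0, -1, 0, 1, 0, 0, 0, 0, -1, 0, 1, 0, 0, 0, 0, -1, 0, 1, 0, 0, 0, 0, -1, 0, 1, 0, 0, 0, 0, -1, 0, 1, 0, 0, 0, 0, -1, 0, 1, 0, 0, 0, 0, -1, 0, 1, 0, 0, 0, 0, -1, 0, 1, 0, 0, 0, 0, -1, 0, 1, 0, 0, 0, 0, -1, 0, 1]
}}

```text
clock: 10.73
tcp_pos: [0.6208, 0.0846, 0.411]
tool_rot: [-1.568, 0.001, 0.287]
force: [-0.0, 0.3, -1.0]
opening: 0.0853
```

```bash
python3 - <<'E'
from mv import *
s=st()
a=grab("top",5); b=grab("side",5)
E
```

```text
t 10.73 tcp [0.6208 0.0846 0.411 ] rot [-1.568e+00  1.000e-03  2.870e-01] F [-0.   0.3 -1. ] open 0.0853 j [ 0.01  0.49  1.    0.    1.65 -0.27]
```

View pics/top5.png

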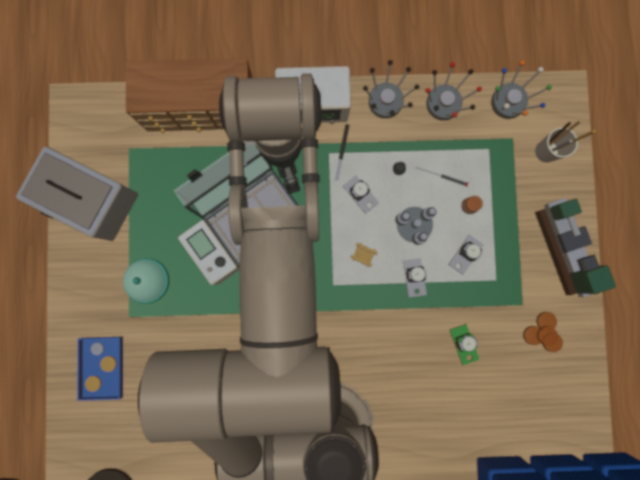

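View pics/side5.png

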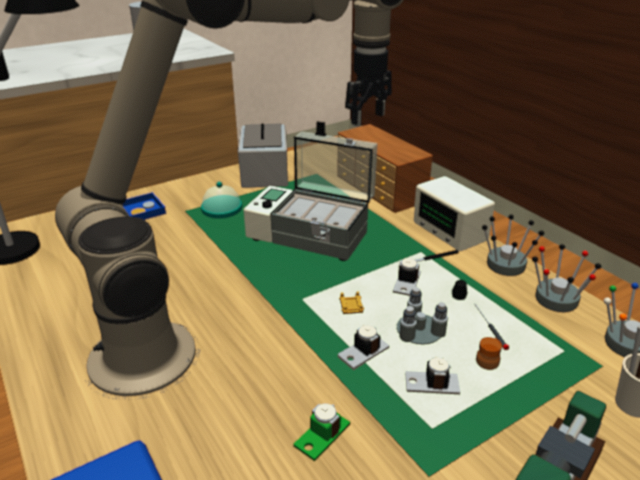

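```bash
python3 - <<'E'
from meas import *
a=cv2.imread("pics/top5.png"); b=cv2.imread("pics/side5.png")
for n,i in(("A",carrier(a,(368.9,204.9),(360.4,188.2))),("B",carrier(a,(416.5,290.7),(417.4,273.8),-1)),("C",carrier(a,(457.9,265.8),(473.0,251)))):
    ph,pw,yaw=i; print(n,side.px([ph,pw]).round(1), (np.array([(np.mean([ph,pw],0))])).round(4))
crop(a,340,170,380,215,14,"pics/ca.png"); crop(a,445,235,490,280,14,"pics/cc.png"); crop(a,400,255,440,300,14,"pics/cb.png")
crop(b,330,320,395,370,8,"pics/sb.png");crop(b,380,250,470,400,5,"pics/sa.png")
x=np.hstack([cv2.resize(cv2.imread(f"pics/c{k}.png"),(400,440)) for k in "ab"]); cv2.imwrite("pics/cab.png",x)
E
```

```text
hole px [368.8 204.9] A 18.015625 watch px [360.3 188.3] A 117.21875 hole [ 0.5807 -0.1248  0.011 ] watch [ 0.6181 -0.0985  0.057 ] L 0.0457 yaw 0.613
hole px [416.5 290.7] A 21.796875 watch px [417.4 273.8] A 137.515625 hole [ 0.3451 -0.2442  0.011 ] watch [ 0.3899 -0.2387  0.057 ] L 0.0451 yaw 0.124
hole px [457.4 265.5] A 18.3125 watch px [473.4 250.5] A 133.703125 hole [ 0.4095 -0.3573  0.011 ] watch [ 0.4461 -0.3875  0.057 ] L 0.0475 yaw -0.689
A [[402.5 289.9]
 [408.9 263.4]] [[ 0.5994 -0.1117  0.034 ]]
B [[349.8 358.9]
 [366.9 331.6]] [[ 0.3675 -0.2414  0.034 ]]
C [[411.5 380.8]
 [439.1 365. ]] [[ 0.4278 -0.3724  0.034 ]]
```

View pics/cab.png

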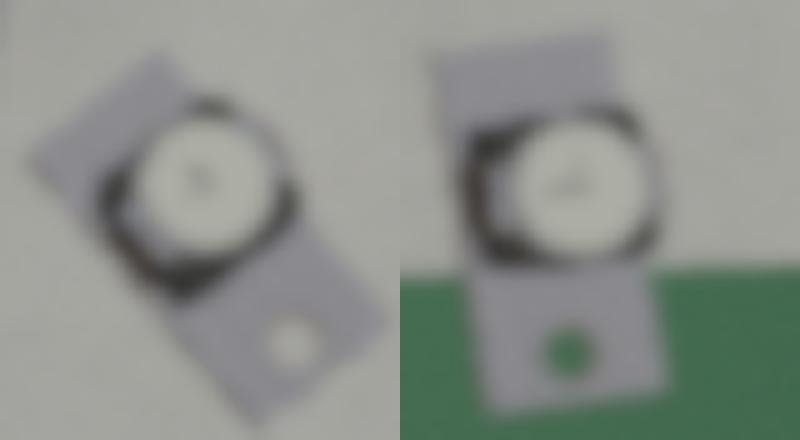

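View pics/cc.png

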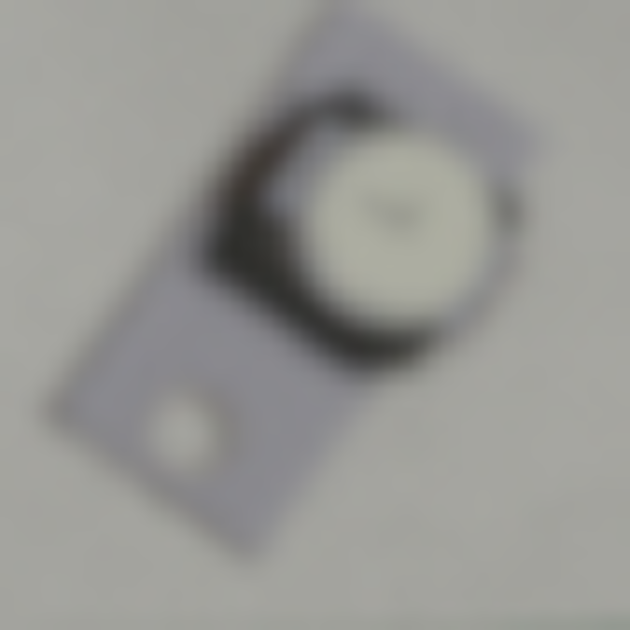

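View pics/sa.png

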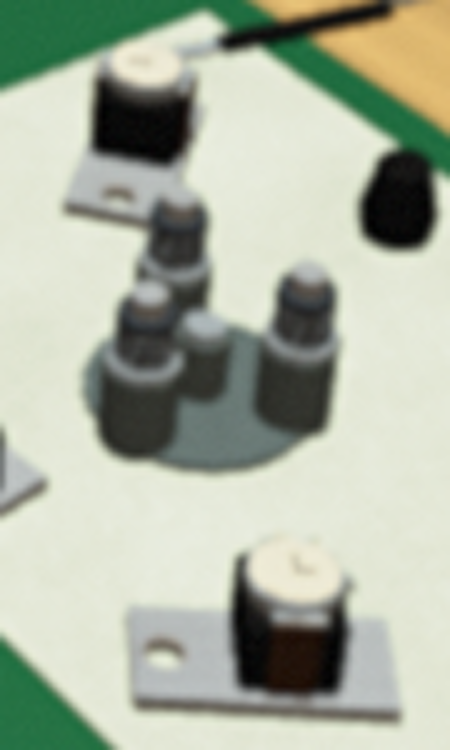

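```bash
python3 - <<'E'
from h import *
Q={"A":([(35,155),(160,50),(385,320),(255,428)],10,9.778,340,170),"B":([(30,50),(210,32),(267,388),(92,414)],10,9.778,400,255),"C":([(335,-2),(545,145),(248,555),(50,415)],14,14,445,235)}
for k,(c,fx,fy,x0,y0) in Q.items():
    P=np.array([top.onz((x0+(u+.5)/fx-.5,y0+(v+.5)/fy-.5),.011)[:2] for u,v in c])
    d=(P[0]+P[1]-P[2]-P[3])/2; w=(P[0]+P[3]-P[1]-P[2])/2
    yaw=np.arctan2(d[1],d[0]); m=P.mean(0); print(k,"mid",m.round(4),"L",np.hypot(*d).round(4),"W",np.hypot(*w).round(4),"yaw %.3f  wyaw %.3f"%(yaw,np.arctan2(w[1],w[0])-np.pi/2), "hole",(m-.037*d/np.hypot(*d)).round(4),"cushion",(m+.008*d/np.hypot(*d)).round(4))
E
```

```text
A mid [ 0.6115 -0.103 ] L 0.0969 W 0.0459 yaw 0.638  wyaw 0.681 hole [ 0.5818 -0.125 ] cushion [ 0.6179 -0.0982]
B mid [ 0.3818 -0.2404] L 0.0998 W 0.0482 yaw 0.118  wyaw 0.096 hole [ 0.345  -0.2447] cushion [ 0.3897 -0.2394]
C mid [ 0.4389 -0.3809] L 0.0986 W 0.0477 yaw -0.657  wyaw -0.649 hole [ 0.4096 -0.3583] cushion [ 0.4452 -0.3858]
```

```bash
python3 - <<'E'
from mv import *
print(top.onz((337,180),.006),top.onz((343,186),.011))
go((.6178,-.0985,.25),.62); go((.6178,-.0985,.086),.62)
E
```

```text
[ 0.65249245 -0.04088882  0.006     ] [ 0.63449004 -0.05639949  0.011     ]
cur axes [-1.346  4.015 -4.386] turn [-2.600e-02 -3.224e+00 -2.000e-03] target axes [-2.722  4.025 -3.681]
cur axes [-1.343  8.115 -4.396] turn [-2.600e-02 -3.224e+00 -2.000e-03] target axes [-2.722  8.125 -3.681]
```

{"fn": "servo_tool", "kwargs": {
  "plan": [0, 0, 0, 0, -1, 0, 0.5, 0, 0, 0, 0, -1, 0, 0.5, 0, 0, 0, 0, -1, 0, 0.5, 0, 0, 0, 0, -0.22, 0, 0.5, -0.55, 0, -0.73, 0, 0, 0, 0.5, -0.55, 0.5, -0.73, 0, 0, 0, 0.5, -0.55, 0.5, -0.74, 0, 0, 0, 0.5, -0.54, 0.5, -0.74, 0, 0, 0, 0.5, -0.53, 0.5, -0.74, 0, 0, 0, 0.5, 0, 0.9, 0, 0, 0, 0, 0.5, 0, 0.9, 0, 0, 0, 0, 0.5, 0, 0, 0, 0, 0, 0, 0.5],
  "newtons": 50
}}

```text
clock: 11.83
tcp_pos: [0.6147, -0.0978, 0.2512]
tool_rot: [-1.558, 0.008, 0.613]
force: [-1.1, -0.1, -1.7]
opening: 0.0638
```

```bash
python3 - <<'E'
from mv import *
st(); go((.6178,-.0985,.086),.62)
b=grab("side",6); crop(b,340,180,500,320,4.5,"pics/s6.png"); a=grab("top",6); crop(a,300,100,460,230,4.5,"pics/t7.png")
E
```

```text
t 11.83 tcp [ 0.6147 -0.0978  0.2512] rot [-1.558  0.008  0.613] F [-1.1 -0.1 -1.7] open 0.0638 j [-0.28  0.57  1.3   0.    1.28 -0.89]
cur axes [ 0.085  4.129 -0.114] turn [-0.127 -0.07  -0.076] target axes [ 0.052  4.131 -0.059]
```

View pics/s6.png

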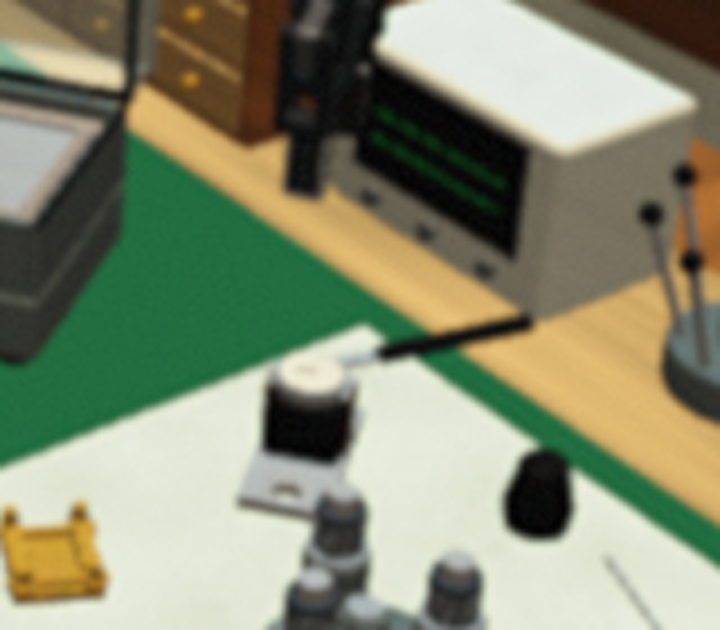

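{"fn": "servo_tool", "kwargs": {
  "plan": [0.05, 0.8, -0.05, 0, 0, 0, 0.5, 0, 0.8, 0, 0, 0, 0, 0.5, 0, 0.8, 0, 0, 0, 0, 0.5, 0, 0.8, 0, 0, 0, 0, 0.5, 0, 0.5, 0, 0, 0, 0, 0.5, 0, 0.4, 0, 0, 0, 0, 0.5, 0, 0, 0, 0, 0, 0, 0.5, 0, 0, 0, 0, 0, 0, 0.5]
}}

```text
clock: 12.6
tcp_pos: [0.6221, -0.0975, 0.0968]
tool_rot: [-1.571, -0.003, 0.618]
force: [0.3, -0.1, 1.6]
opening: 0.0642
```

{"fn": "servo_tool", "kwargs": {
  "plan": [0, 0, 0, 0, 0, 0, -1, 0, 0, 0, 0, 0, 0, -1, 0, 0, 0, 0, 0, 0, -1, 0, 0, 0, 0, 0, 0, -1, 0, 0, 0, 0, 0, 0, -1]
}}

```text
clock: 13.02
tcp_pos: [0.622, -0.0981, 0.0977]
tool_rot: [-1.572, -0.004, 0.619]
force: [-1.1, 0.2, 7.9]
opening: 0.0392
```

```bash
python3 - <<'E'
from mv import *
st()
E
```

```text
t 13.02 tcp [ 0.622  -0.0981  0.0977] rot [-1.572 -0.004  0.619] F [-1.1  0.2  7.9] open 0.0392 j [-0.28  0.74  1.45  0.    0.95 -0.9 ]
```

```bash
python3 - <<'E'
from mv import *
P=T(.008,.059,.26); print(P); s=ctrl.get_state(); p=s['tcp_pos'].copy(); p[2]+=.16
go(P,.595,frm=(p,Ro.from_euler('xyz',s['tool_rot'])))
E
```

```text
[0.51735517 0.22884483 0.263     ]
cur axes [ 2.611 -0.135  8.174] turn [0.014 0.227 0.034] target axes [ 2.415 -0.131  8.234]
```

{"fn": "servo_tool", "kwargs": {
  "plan": [0, -0.4, 0, 0, 0, 0, -1, 0, -0.9, 0, 0, 0, 0, -1, 0, -0.9, 0, 0, 0, 0, -1, 0, -0.9, 0, 0, 0, 0, -1, 0, -0.9, 0, 0, 0, 0, -1, 0, 0, 0, 0, 0, 0, -1, 0, 0, 0, 0, 0, 0, -1]
}}

```text
clock: 13.6
tcp_pos: [0.6215, -0.0982, 0.2582]
tool_rot: [-1.573, -0.005, 0.619]
force: [-0.2, -0.1, -4.7]
opening: 0.0389
```

{"fn": "servo_tool", "kwargs": {
  "plan": [0.24, -0.1, 0.82, 0, 0.22, 0, -1, 0.24, 0, 0.82, 0, 0, 0, -1, 0.24, 0, 0.82, 0, 0, 0, -1, 0.24, 0, 0.82, 0, 0, 0, -1, 0.24, 0, 0.82, 0, 0, 0, -1, 0.24, 0, 0.82, 0, 0, 0, -1, 0.24, 0, 0.82, 0, 0, 0, -1, 0.24, 0, 0.82, 0, 0, 0, -1, 0.24, 0, 0.82, 0, 0, 0, -1, 0.24, 0, 0.82, 0, 0, 0, -1, 0, 0, 0, 0, 0, 0, -1, 0, 0, 0, 0, 0, 0, -1]
}}

```text
clock: 14.6
tcp_pos: [0.5139, 0.2286, 0.258]
tool_rot: [-1.567, 0.002, 0.599]
force: [0.8, -0.5, -3.8]
opening: 0.0391
```

{"fn": "servo_tool", "kwargs": {
  "plan": [0, 0, 0, 0, 0, 0, -1, 0, 0, 0, 0, 0, 0, -1]
}}

```text
clock: 14.77
tcp_pos: [0.5155, 0.2261, 0.2588]
tool_rot: [-1.568, 0.001, 0.595]
force: [-0.7, -0.8, -3.5]
opening: 0.0393
```

```bash
python3 - <<'E'
from mv import *
st(); go(T(.008,.059,.185),.595); go(T(.008,.059,.179),.595)
b=grab("side",7); crop(b,230,120,400,260,4.5,"pics/s7.png"); a=grab("top",7); crop(a,170,120,350,290,4.4,"pics/t7.png")
E
```

```text
t 14.77 tcp [0.5155 0.2261 0.2588] rot [-1.568e+00  1.000e-03  5.950e-01] F [-0.7 -0.8 -3.5] open 0.0393 j [ 0.28  0.45  1.49  0.    1.21 -0.32]
cur axes [0.08  1.769 0.026] turn [-0.025 -0.003 -0.009] target axes [0.078 1.769 0.03 ]
cur axes [0.08  1.919 0.025] turn [-0.025 -0.003 -0.009] target axes [0.078 1.919 0.03 ]
```

View pics/s7.png

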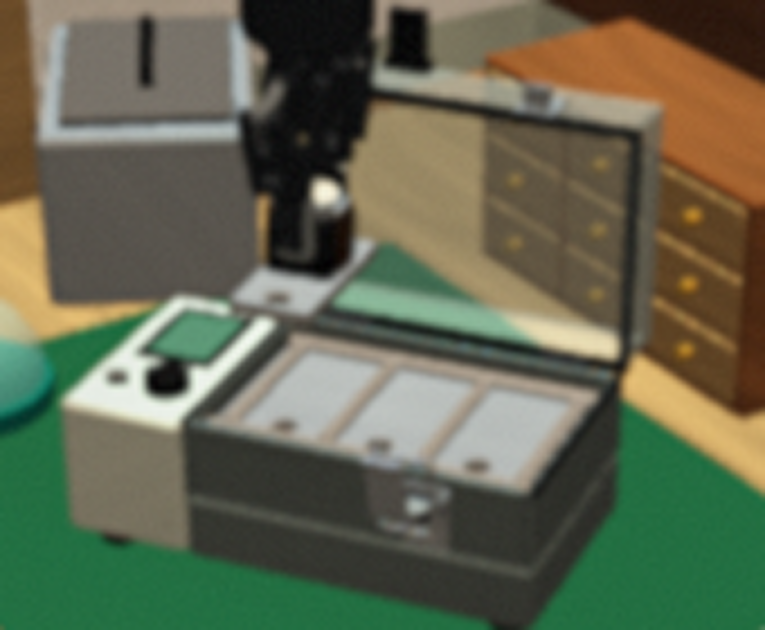

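View pics/t7.png

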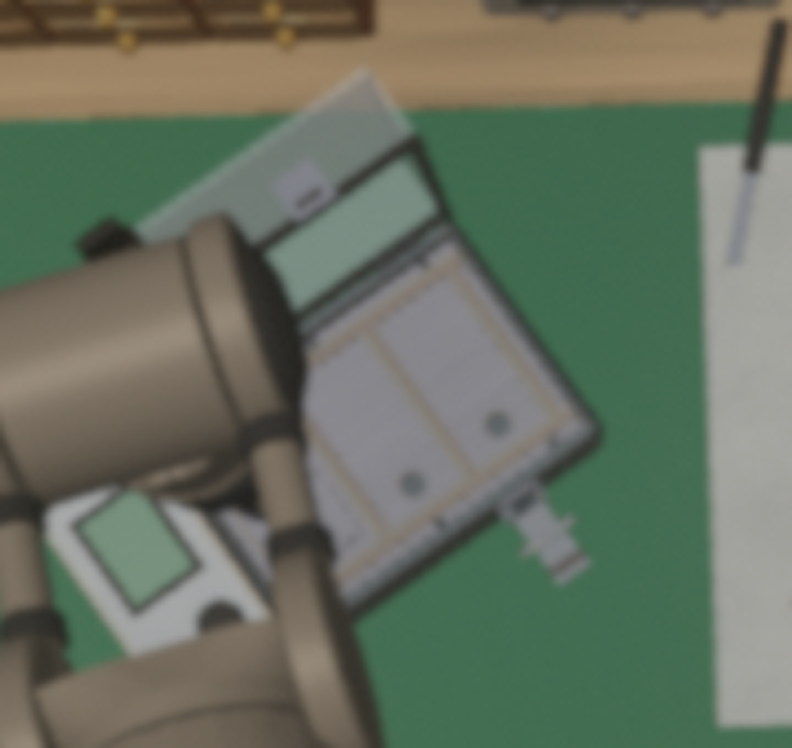

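```bash
python3 - <<'E'
from mv import *
s=st(0); 
q=side.onz((230+278/4.5,120+298/4.5),.2588-.0947+.008); print(RT.T@(q-O), RT.T@(s['tcp_pos']-O))
for c in [(285,426),(378,446),(476,466)]:
    q=side.onz((230+c[0]/4.5,120+c[1]/4.5),.088); print(RT.T@(q-O))
E
```

```text
[-0.03803016  0.05909941  0.1691    ] [0.00499555 0.05749833 0.25614783]
[-0.03451756  0.05908084  0.085     ]
[-0.03513313  0.00019548  0.085     ]
[-0.0346522  -0.05971912  0.085     ]
```

{"fn": "servo_tool", "kwargs": {
  "plan": [0.08, 0.5, 0.01, 0, 0, 0, -1, 0, 0.5, 0, 0, 0, 0, -1, 0, 0.4, 0, 0, 0, 0, -1, 0, 0.2, 0, 0, 0, 0, -1, 0, 0.1, 0, 0, 0, 0, -1, 0, 0.08, 0, 0, 0, 0, -1, 0, 0.05, 0, 0, 0, 0, -1, 0, 0, 0, 0, 0, 0, -1, 0, 0, 0, 0, 0, 0, -1]
}}

```text
clock: 15.62
tcp_pos: [0.5181, 0.2294, 0.1871]
tool_rot: [-1.569, -0.002, 0.596]
force: [0.1, 0.8, -2.9]
opening: 0.039
```

```bash
python3 - <<'E'
from mv import *
s=st(); print(RT.T@(s['tcp_pos']-O)); b=grab("side",8); crop(b,230,120,400,260,4.5,"pics/s8.png")
E
```

```text
t 15.62 tcp [0.5181 0.2294 0.1871] rot [-1.569 -0.002  0.596] F [ 0.1  0.8 -2.9] open 0.0390 j [ 0.28  0.53  1.57  0.    1.04 -0.32]
[0.00895485 0.05904632 0.18408743]
```

View pics/s8.png

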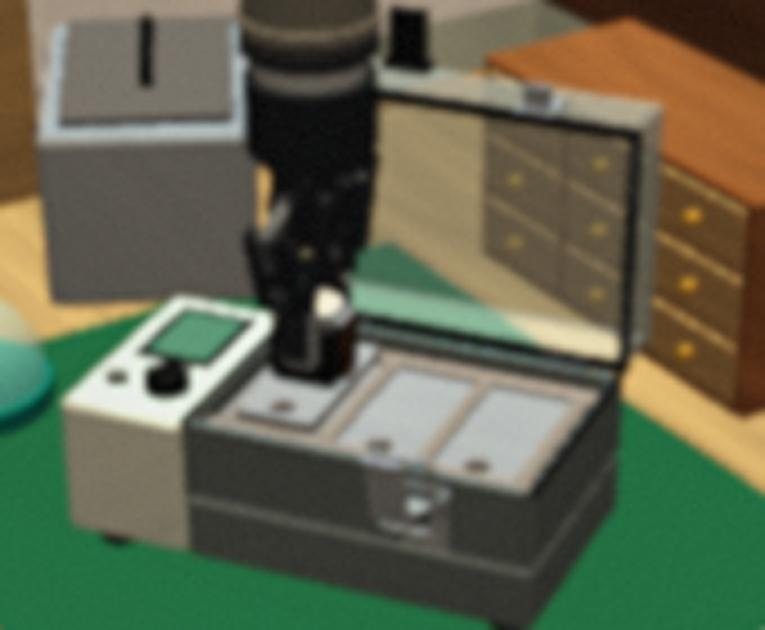

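{"fn": "servo_tool", "kwargs": {
  "plan": [0, 0.07, 0, 0, 0, 0, -1, 0, 0.07, 0, 0, 0, 0, -1, 0, 0, 0, 0, 0, 0, -1, 0, 0, 0, 0, 0, 0, -1]
}}

```text
clock: 16.0
tcp_pos: [0.5187, 0.2295, 0.1826]
tool_rot: [-1.57, -0.004, 0.596]
force: [-0.5, -1.3, 7.1]
opening: 0.039
```

{"fn": "servo_tool", "kwargs": {
  "plan": [0, 0, 0, 0, 0, 0, 0.3, 0, 0, 0, 0, 0, 0, 0.3, 0, 0, 0, 0, 0, 0, 0.3, 0, 0, 0, 0, 0, 0, 0.3, 0, -0.5, 0, 0, 0, 0, 0.3, 0, -0.9, 0, 0, 0, 0, 0.3, 0, -0.9, 0, 0, 0, 0, 0.3, 0, 0, -0.9, 0, 0, 0, 0.5, 0, 0, -0.9, 0, 0, 0, 0.5, 0, 0, -0.9, 0, 0, 0, 0.5, 0, 0, -0.9, 0, 0, 0, 0.5, 0, 0, -0.9, 0, 0, 0, 0.5]
}}

```text
clock: 17.0
tcp_pos: [0.6195, 0.0788, 0.2723]
tool_rot: [-1.568, -0.001, 0.596]
force: [1.0, -0.1, -0.3]
opening: 0.0644
```

```bash
python3 - <<'E'
from mv import *
s=st(); b=grab("side",9); crop(b,230,120,400,260,4.5,"pics/s8.png"); a=grab("top",9)
E
```

```text
t 17.00 tcp [0.6195 0.0788 0.2723] rot [-1.568e+00 -1.000e-03  5.960e-01] F [ 1.  -0.1 -0.3] open 0.0644 j [ 0.    0.55  1.28  0.    1.32 -0.59]
```

View pics/s8.png

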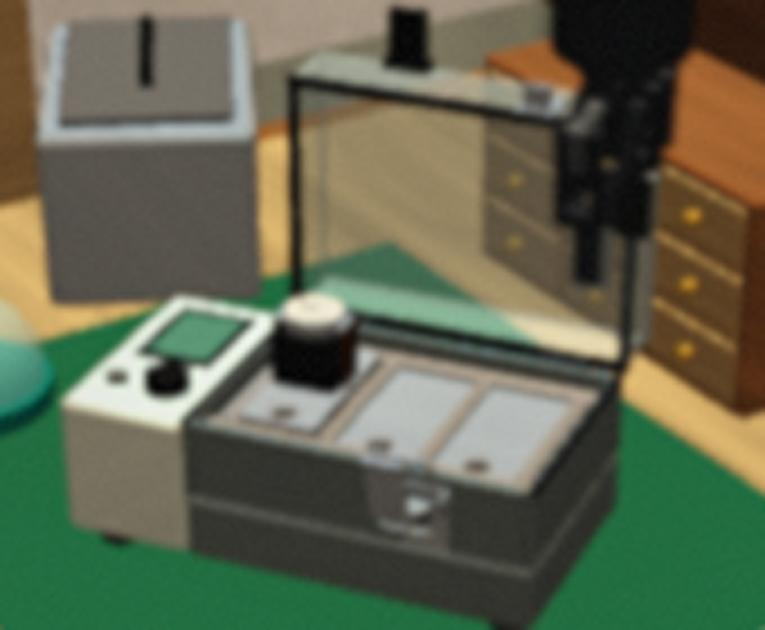

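View pics/top9.png

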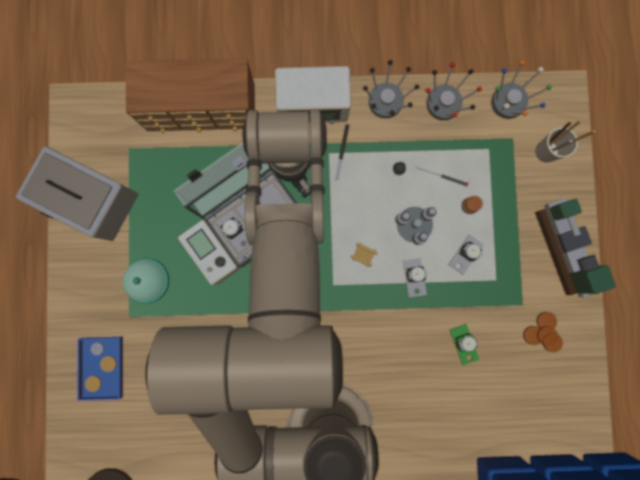

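```bash
python3 - <<'E'
from mv import *; from meas import carrier
q=side.onz((230+285/4.5,120+412/4.5),.096); print(RT.T@(q-O))
a=cv2.imread("pics/top9.png")
carrier(a,(416.5,290.7),(417.4,273.8),-1);carrier(a,(457.9,265.8),(473.0,251))
go((.3898,-.239,.25),.12); go((.3898,-.239,.09),.12)
E
```

```text
[-0.03239407  0.05983279  0.093     ]
hole px [416.6 290.7] A 22.515625 watch px [417.4 273.8] A 137.015625 hole [ 0.3451 -0.2442  0.011 ] watch [ 0.3899 -0.2387  0.057 ] L 0.0451 yaw 0.123
hole px [457.4 265.5] A 17.703125 watch px [473.5 250.5] A 134.8125 hole [ 0.4095 -0.3573  0.011 ] watch [ 0.4461 -0.3875  0.057 ] L 0.0475 yaw -0.689
cur axes [-9.181  0.533 -3.311] turn [-8.000e-03  4.494e+00  3.000e-03] target axes [-6.682  0.539 -7.114]
cur axes [-9.183  4.533 -3.314] turn [-8.000e-03  4.494e+00  3.000e-03] target axes [-6.682  4.539 -7.114]
```

{"fn": "servo_tool", "kwargs": {
  "plan": [0, 0, 0, 0, 1, 0, 0.5, 0, 0, 0, 0, 1, 0, 0.5, 0, 0, 0, 0, 1, 0, 0.5, 0, 0, 0, 0, 1, 0, 0.5, 0, 0, 0, 0, 0.5, 0, 0.5, -0.61, 0.05, -0.65, 0, 0, 0, 0.5, -0.61, 0.05, -0.65, 0, 0, 0, 0.5, -0.61, 0.05, -0.65, 0, 0, 0, 0.5, -0.61, 0.05, -0.65, 0, 0, 0, 0.5, -0.61, 0.05, -0.65, 0, 0, 0, 0.5, -0.61, 0.05, -0.65, 0, 0, 0, 0.5, -0.61, 0.05, -0.65, 0, 0, 0, 0.5]
}}

```text
clock: 18.1
tcp_pos: [0.4706, -0.1219, 0.2579]
tool_rot: [-1.568, 0.0, 0.125]
force: [0.6, -1.0, 0.2]
opening: 0.0639
```

{"fn": "servo_tool", "kwargs": {
  "plan": [-0.61, 0.05, -0.65, 0, 0, 0, 0.5, -0.61, 0.05, -0.65, 0, 0, 0, 0.5, -0.6, 0.05, -0.65, 0, 0, 0, 0.5, -0.59, 0.05, -0.62, 0, 0, 0, 0.5, 0, 0.9, 0, 0, 0, 0, 0.5, 0, 0.7, 0, 0, 0, 0, 0.5, 0, 0, 0, 0, 0, 0, 0.5, 0, 0, 0, 0, 0, 0, 0.5, 0, 0, 0, 0, 0, 0, 0.5]
}}

```text
clock: 18.85
tcp_pos: [0.3898, -0.2353, 0.1869]
tool_rot: [-1.569, -0.0, 0.126]
force: [-0.3, 0.2, 0.2]
opening: 0.0643
```

```bash
python3 - <<'E'
from mv import *
st(); go((.3898,-.239,.092),.12)
E
```

```text
t 18.85 tcp [ 0.3898 -0.2353  0.1869] rot [-1.569 -0.     0.126] F [-0.3  0.2  0.2] open 0.0643 j [-0.71  0.36  1.87  0.    0.91 -0.84]
cur axes [-0.012  2.373 -0.096] turn [-0.014  0.053  0.004] target axes [-0.011  2.373 -0.092]
```

{"fn": "servo_tool", "kwargs": {
  "plan": [-0.01, 0.6, -0.09, 0, 0, 0, 0.5, 0, 0.6, 0, 0, 0, 0, 0.5, 0, 0.6, 0, 0, 0, 0, 0.5, 0, 0.4, 0, 0, 0, 0, 0.5, 0, 0.17, 0, 0, 0, 0, 0.5, 0, 0, 0, 0, 0, 0, 0.5, 0, 0, 0, 0, 0, 0, -1, 0, 0, 0, 0, 0, 0, -1, 0, 0, 0, 0, 0, 0, -1, 0, 0, 0, 0, 0, 0, -1, 0, 0, 0, 0, 0, 0, -1]
}}

```text
clock: 19.77
tcp_pos: [0.3901, -0.2394, 0.0928]
tool_rot: [-1.571, -0.002, 0.125]
force: [0.5, 1.5, 6.0]
opening: 0.0394
```

```bash
python3 - <<'E'
from mv import *
s=st(); p=s['tcp_pos'].copy(); p[2]+=.17
P=T(.0085,0,.26); go(P,.595,frm=(p,Ro.from_euler('xyz',s['tool_rot'])))
E
```

```text
t 19.77 tcp [ 0.3901 -0.2394  0.0928] rot [-1.571 -0.002  0.125] F [0.5 1.5 6. ] open 0.0394 j [-0.72  0.52  1.95  0.    0.66 -0.85]
cur axes [5.291e+00 2.000e-03 9.911e+00] turn [ 0.01  -4.492  0.022] target axes [ 9.209e+00 -6.000e-03  6.437e+00]
```

{"fn": "servo_tool", "kwargs": {
  "plan": [0, -0.35, 0, 0, 0, 0, -1, 0, -0.9, 0, 0, 0, 0, -1, 0, -0.9, 0, 0, 0, 0, -1, 0, -0.9, 0, 0, 0, 0, -1, 0, -0.9, 0, 0, 0, 0, -1, 0, -0.3, 0, 0, 0, 0, -1, 0, 0, 0, 0, -1, 0, -1, 0, 0, 0, 0, -1, 0, -1, 0, 0, 0, 0, -1, 0, -1, 0, 0, 0, 0, -1, 0, -1, 0, 0, 0, 0, -0.49, 0, -1]
}}

```text
clock: 20.68
tcp_pos: [0.3889, -0.239, 0.2617]
tool_rot: [-1.569, -0.001, 0.6]
force: [0.8, -0.3, -2.3]
opening: 0.0395
```

{"fn": "servo_tool", "kwargs": {
  "plan": [0.71, 0, 0.49, 0, 0, 0, -1, 0.71, 0, 0.49, 0, 0, 0, -1, 0.71, 0, 0.49, 0, 0, 0, -1, 0.71, 0, 0.49, 0, 0, 0, -1, 0.71, 0, 0.49, 0, 0, 0, -1, 0.71, 0, 0.49, 0, 0, 0, -1, 0.71, 0, 0.5, 0, 0, 0, -1, 0.71, 0, 0.5, 0, 0, 0, -1, 0.71, 0, 0.5, 0, 0, 0, -1, 0.71, 0, 0.5, 0, 0, 0, -1, 0.71, 0, 0.5, 0, 0, 0, -1, 0.7, 0, 0.5, 0, 0, 0, -1]
}}

```text
clock: 21.68
tcp_pos: [0.538, 0.1501, 0.2626]
tool_rot: [-1.569, -0.001, 0.595]
force: [0.2, -0.9, -2.0]
opening: 0.039
```

{"fn": "servo_tool", "kwargs": {
  "plan": [0.69, 0, 0.5, 0, 0, 0, -1, 0, 0, 0, 0, 0, 0, -1, 0, 0, 0, 0, 0, 0, -1, 0, 0, 0, 0, 0, 0, -1, 0, 0, 0, 0, 0, 0, -1]
}}

```text
clock: 22.1
tcp_pos: [0.5492, 0.1794, 0.2621]
tool_rot: [-1.569, -0.0, 0.594]
force: [-0.7, -0.5, -3.2]
opening: 0.0389
```

```bash
python3 - <<'E'
from mv import *
s=st(); print(RT.T@(s['tcp_pos']-O)); go(T(.008,0,.1748),.595)
b=grab("side",10); crop(b,230,120,400,260,4.5,"pics/s8.png")
E
```

```text
t 22.10 tcp [0.5492 0.1794 0.2621] rot [-1.569 -0.     0.594] F [-0.7 -0.5 -3.2] open 0.0389 j [ 0.18  0.47  1.44  0.    1.23 -0.41]
[6.69864416e-03 1.88182739e-04 2.59121600e-01]
cur axes [ 0.032  2.108 -0.009] turn [-0.021 -0.011  0.002] target axes [ 0.033  2.108 -0.005]
```

View pics/s8.png

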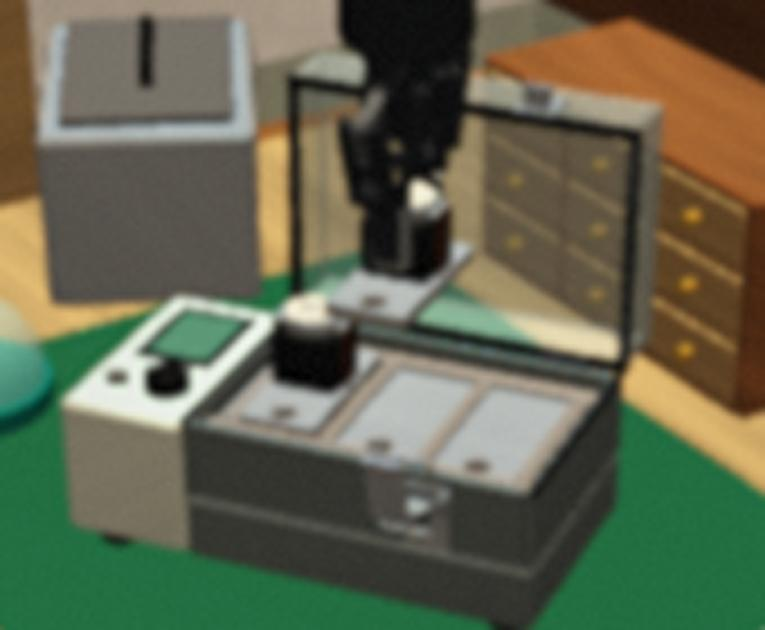

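```bash
python3 - <<'E'
from mv import *
q=side.onz((230+373/4.5,120+302/4.5),.2621-.0928+.003+.008); print(RT.T@(q-O))
E
```

```text
[-0.03707731  0.00133579  0.1773    ]
```

{"fn": "servo_tool", "kwargs": {
  "plan": [0.04, 0.6, 0, 0, 0, 0, -1, 0, 0.6, 0, 0, 0, 0, -1, 0, 0.4, 0, 0, 0, 0, -1, 0, 0.2, 0, 0, 0, 0, -1, 0, 0.1, 0, 0, 0, 0, -1, 0, 0.1, 0, 0, 0, 0, -1, 0, 0.05, 0, 0, 0, 0, -1, 0, 0.05, 0, 0, 0, 0, -1, 0, 0, 0, 0, 0, 0, -1, 0, 0, 0, 0, 0, 0, -1]
}}

```text
clock: 22.98
tcp_pos: [0.5517, 0.1812, 0.1787]
tool_rot: [-1.57, -0.003, 0.595]
force: [2.2, -2.6, -0.4]
opening: 0.0395
```

{"fn": "servo_tool", "kwargs": {
  "plan": [0, 0.04, 0, 0, 0, 0, -1, 0, 0, 0, 0, 0, 0, -1, 0, 0, 0, 0, 0, 0, 0.3, 0, 0, 0, 0, 0, 0, 0.3, 0, 0, 0, 0, 0, 0, 0.3, 0, 0, 0, 0, 0, 0, 0.3, 0, -0.5, 0, 0, 0, 0, 0.3, 0, -0.9, 0, 0, 0, 0, 0.3, 0, -0.9, 0, 0, 0, 0, 0.3]
}}

```text
clock: 23.73
tcp_pos: [0.5502, 0.1813, 0.2679]
tool_rot: [-1.567, 0.003, 0.595]
force: [0.6, -0.5, 0.5]
opening: 0.0555
```

```bash
python3 - <<'E'
from mv import *
s=st(); b=grab("side",11); crop(b,230,150,400,260,4.5,"pics/s8.png"); a=grab("top",11)
go((.4455,-.3855,.25),-.665)
E
```

```text
t 23.73 tcp [0.5502 0.1813 0.2679] rot [-1.567  0.003  0.595] F [ 0.6 -0.5  0.5] open 0.0555 j [ 0.18  0.47  1.42  0.    1.25 -0.41]
cur axes [-10.183   0.514 -10.24 ] turn [-0.052 12.031  0.103] target axes [  6.636   0.609 -12.822]
```

View pics/s8.png

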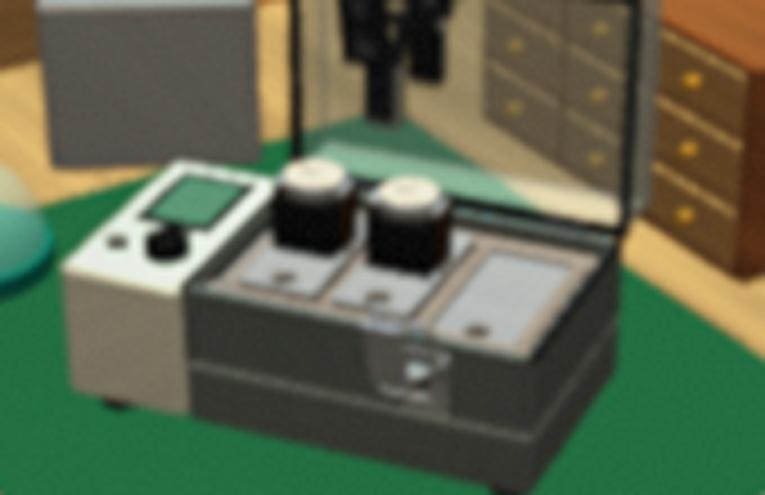

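View pics/top11.png

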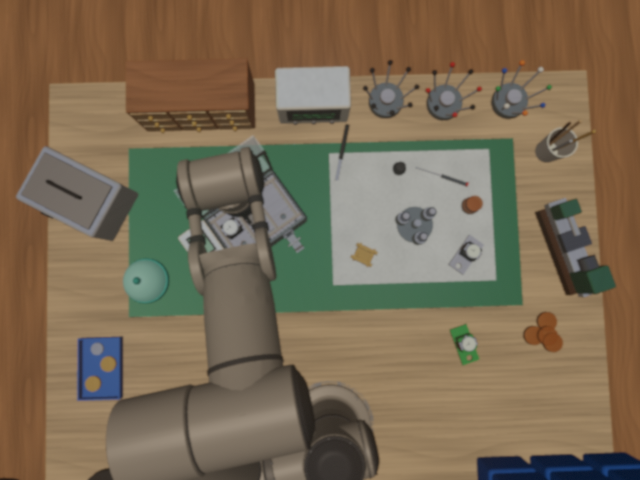

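{"fn": "servo_tool", "kwargs": {
  "plan": [-0.64, 0.03, -0.64, 0, 0, 0, 0.5, -0.64, 0.03, -0.64, 0, 0, 0, 0.5, -0.64, 0.03, -0.64, 0, 0, 0, 0.5, -0.64, 0.03, -0.64, 0, 0, 0, 0.5, -0.64, 0.03, -0.64, 0, 0, 0, 0.5, -0.64, 0.03, -0.64, 0, 0, 0, 0.5, -0.64, 0.03, -0.64, 0, 0, 0, 0.5, -0.64, 0.03, -0.64, 0, 0, 0, 0.5, -0.64, 0.03, -0.64, 0, 0, 0, 0.5, -0.64, 0.03, -0.64, 0, 0, 0, 0.5, -0.64, 0.03, -0.64, 0, 0, 0, 0.5, -0.64, 0.03, -0.64, 0, 0, 0, 0.5]
}}

```text
clock: 24.83
tcp_pos: [0.4678, -0.2467, 0.2523]
tool_rot: [-1.568, -0.001, 0.595]
force: [0.5, 0.9, 0.3]
opening: 0.0644
```

{"fn": "servo_tool", "kwargs": {
  "plan": [-0.64, 0.03, -0.64, 0, 0, 0, 0.5, -0.64, 0.03, -0.64, 0, 0, 0, 0.5, -0.62, 0.03, -0.64, 0, 0, 0, 0.5, -0.62, 0.03, -0.64, 0, 0, 0, 0.5, 0, 0, 0, 0, 1, 0, 0.5, 0, 0, 0, 0, 1, 0, 0.5, 0, 0, 0, 0, 1, 0, 0.5, 0, 0, 0, 0, 1, 0, 0.5, 0, 0, 0, 0, 1, 0, 0.5, 0, 0, 0, 0, 1, 0, 0.5, 0, 0, 0, 0, 1, 0, 0.5, 0, 0, 0, 0, 1, 0, 0.5]
}}

```text
clock: 25.83
tcp_pos: [0.4424, -0.3863, 0.247]
tool_rot: [-1.568, 0.002, -0.248]
force: [1.1, 0.4, 0.1]
opening: 0.0639
```

{"fn": "servo_tool", "kwargs": {
  "plan": [0, 0, 0, 0, 1, 0, 0.5, 0, 0, 0, 0, 1, 0, 0.5, 0, 0, 0, 0, 1, 0, 0.5, 0, 0, 0, 0, 1, 0, 0.5, 0, 0.5, 0, 0, 0, 0, 0.5, 0, 0.5, 0, 0, 0, 0, 0.5, 0, 0.5, 0, 0, 0, 0, 0.5, 0, 0, 0, 0, 0, 0, 0.5, 0, 0, 0, 0, 0, 0, 0.5]
}}

```text
clock: 26.58
tcp_pos: [0.4421, -0.3859, 0.1867]
tool_rot: [-1.569, 0.005, -0.662]
force: [0.1, -0.2, 1.3]
opening: 0.0639
```

```bash
python3 - <<'E'
from mv import *
s=st(); b=grab("side",12); crop(b,380,280,500,410,5,"pics/s8.png")
go((.4455,-.3855,.093),-.665)
E
```

```text
t 26.58 tcp [ 0.4421 -0.3859  0.1867] rot [-1.569  0.005 -0.662] F [ 0.1 -0.2  1.3] open 0.0639 j [-0.85  0.57  1.5   0.    1.08 -0.19]
cur axes [0.048 2.374 0.06 ] turn [-0.015  0.03  -0.022] target axes [0.042 2.374 0.064]
```

View pics/s8.png

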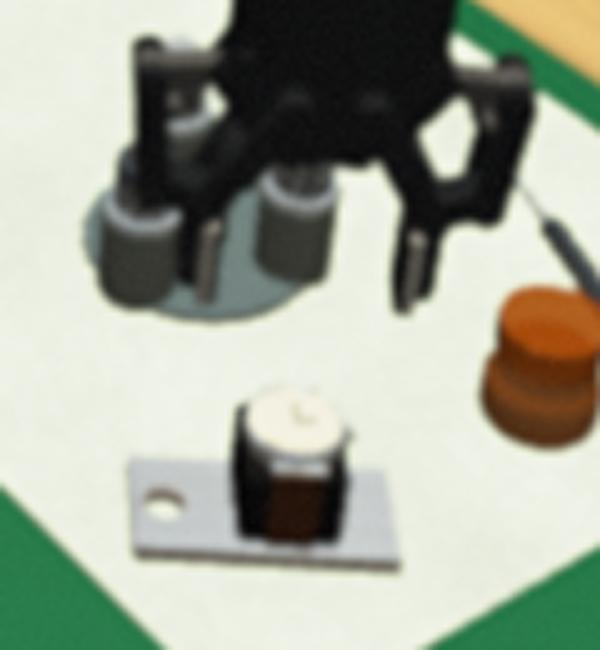

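{"fn": "servo_tool", "kwargs": {
  "plan": [0.04, 0.6, 0.06, 0, 0, 0, 0.5, 0, 0.6, 0, 0, 0, 0, 0.5, 0, 0.6, 0, 0, 0, 0, 0.5, 0, 0.4, 0, 0, 0, 0, 0.5, 0, 0.17, 0, 0, 0, 0, 0.5, 0, 0, 0, 0, 0, 0, 0.5, 0, 0, 0, 0, 0, 0, -1, 0, 0, 0, 0, 0, 0, -1, 0, 0, 0, 0, 0, 0, -1, 0, 0, 0, 0, 0, 0, -1, 0, 0, 0, 0, 0, 0, -1]
}}

```text
clock: 27.55
tcp_pos: [0.446, -0.3863, 0.0951]
tool_rot: [-1.57, -0.002, -0.662]
force: [1.3, -0.9, 6.3]
opening: 0.039
```

```bash
python3 - <<'E'
from mv import *
s=st(); p=s['tcp_pos'].copy(); p[2]+=.17
P=T(.0082,-.06,.26); go(P,.595,frm=(p,Ro.from_euler('xyz',s['tool_rot'])))
E
```

```text
t 27.55 tcp [ 0.446  -0.3863  0.0951] rot [-1.57  -0.002 -0.662] F [ 1.3 -0.9  6.3] open 0.0390 j [-0.84  0.69  1.57  0.    0.88 -0.18]
cur axes [-5.215  0.048 12.313] turn [ 1.0000e-02 -1.2003e+01  2.3000e-02] target axes [10.102  0.053  8.762]
```

{"fn": "servo_tool", "kwargs": {
  "plan": [0, -0.35, 0, 0, 0, 0, -1, 0, -0.9, 0, 0, 0, 0, -1, 0, -0.9, 0, 0, 0, 0, -1, 0, -0.9, 0, 0, 0, 0, -1, 0, -0.9, 0, 0, 0, 0, -1, 0, -0.3, 0, 0, 0, 0, -1, 0, 0, 0, 0, -1, 0, -1, 0, 0, 0, 0, -1, 0, -1, 0, 0, 0, 0, -1, 0, -1, 0, 0, 0, 0, -1, 0, -1, 0, 0, 0, 0, -1, 0, -1, 0, 0, 0, 0, -1, 0, -1]
}}

```text
clock: 28.55
tcp_pos: [0.445, -0.3854, 0.2632]
tool_rot: [-1.568, 0.001, -0.028]
force: [-0.1, 0.5, -2.4]
opening: 0.0391
```

{"fn": "servo_tool", "kwargs": {
  "plan": [0, 0, 0, 0, -1, 0, -1, 0, 0, 0, 0, -1, 0, -1, 0, 0, 0, 0, -1, 0, -1, 0, 0, 0, 0, -1, 0, -1, 0, 0, 0, 0, -1, 0, -1, 0, 0, 0, 0, -1, 0, -1, 0.67, 0, 0.58, 0, 0, 0, -1, 0.67, 0, 0.58, 0, 0, 0, -1, 0.67, 0, 0.58, 0, 0, 0, -1, 0.67, 0, 0.58, 0, 0, 0, -1, 0.67, 0, 0.58, 0, 0, 0, -1, 0.67, 0, 0.58, 0, 0, 0, -1]
}}

```text
clock: 29.55
tcp_pos: [0.5003, -0.1785, 0.2638]
tool_rot: [-1.568, -0.001, 0.594]
force: [0.8, -0.2, -2.0]
opening: 0.0392
```

{"fn": "servo_tool", "kwargs": {
  "plan": [0.67, 0, 0.58, 0, 0, 0, -1, 0.67, 0, 0.58, 0, 0, 0, -1, 0.67, 0, 0.58, 0, 0, 0, -1, 0.67, 0, 0.58, 0, 0, 0, -1, 0.67, 0, 0.58, 0, 0, 0, -1, 0.68, 0, 0.59, 0, 0, 0, -1, 0.68, 0, 0.59, 0, 0, 0, -1, 0.68, 0, 0.59, 0, 0, 0, -1, 0.68, 0, 0.6, 0, 0, 0, -1, 0, 0, 0, 0, 0, 0, -1, 0, 0, 0, 0, 0, 0, -1, 0, 0, 0, 0, 0, 0, -1]
}}

```text
clock: 30.55
tcp_pos: [0.583, 0.1302, 0.264]
tool_rot: [-1.568, 0.0, 0.595]
force: [0.0, -0.7, -1.7]
opening: 0.0392
```

```bash
python3 - <<'E'
from mv import *
s=st(); print(RT.T@(s['tcp_pos']-O)); go(T(.0082,-.06,.085+.0921),.595)
b=grab("side",13); crop(b,230,120,400,260,4.5,"pics/s8.png")
E
```

```text
t 30.55 tcp [0.583  0.1302 0.264 ] rot [-1.568  0.     0.595] F [ 0.  -0.7 -1.7] open 0.0392 j [ 0.09  0.51  1.38  0.    1.26 -0.51]
[ 0.00706159 -0.05951263  0.26098058]
cur axes [ 0.029  2.097 -0.017] turn [-0.023  0.004 -0.003] target axes [ 0.028  2.097 -0.012]
```

View pics/s8.png

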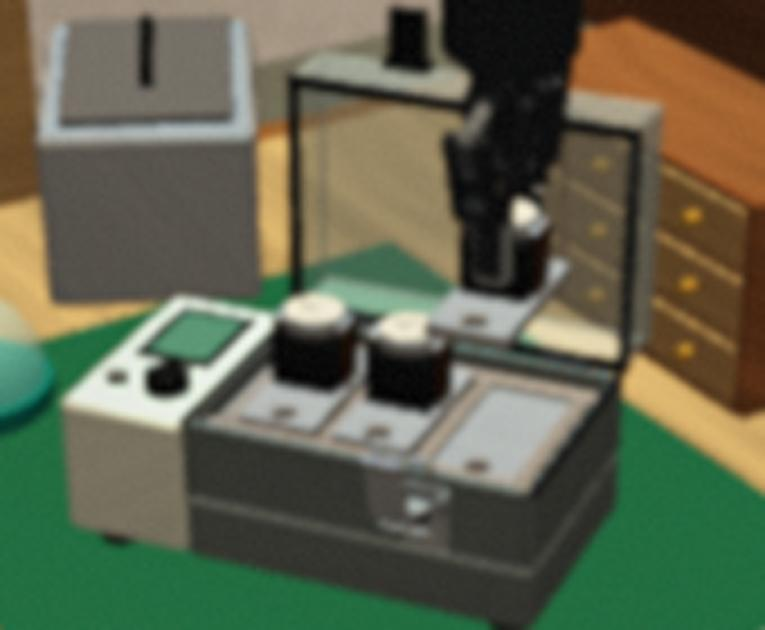

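{"fn": "servo_tool", "kwargs": {
  "plan": [0.03, 0.6, -0.01, 0, 0, 0, -1, 0, 0.6, 0, 0, 0, 0, -1, 0, 0.4, 0, 0, 0, 0, -1, 0, 0.2, 0, 0, 0, 0, -1, 0, 0.1, 0, 0, 0, 0, -1, 0, 0.1, 0, 0, 0, 0, -1, 0, 0.05, 0, 0, 0, 0, -1, 0, 0.05, 0, 0, 0, 0, -1, 0, 0, 0, 0, 0, 0, -1, 0, 0, 0, 0, 0, 0, -1]
}}

```text
clock: 31.43
tcp_pos: [0.585, 0.1307, 0.1807]
tool_rot: [-1.569, -0.002, 0.595]
force: [1.2, -1.0, -2.6]
opening: 0.0391
```

{"fn": "servo_tool", "kwargs": {
  "plan": [0, 0.05, 0, 0, 0, 0, -1, 0, 0.03, 0, 0, 0, 0, -1, 0, 0, 0, 0, 0, 0, -1, 0, 0, 0, 0, 0, 0, -1]
}}

```text
clock: 31.77
tcp_pos: [0.5851, 0.1307, 0.1801]
tool_rot: [-1.57, -0.003, 0.595]
force: [-3.7, -1.9, 15.1]
opening: 0.0395
```

Contact. Release, lift, look.

{"fn": "servo_tool", "kwargs": {
  "plan": [0, 0, 0, 0, 0, 0, 0.3, 0, 0, 0, 0, 0, 0, 0.3, 0, 0, 0, 0, 0, 0, 0.3, 0, 0, 0, 0, 0, 0, 0.3, 0, -0.5, 0, 0, 0, 0, 0.3, 0, -0.9, 0, 0, 0, 0, 0.3, 0, -0.9, 0, 0, 0, 0, 0.3, -0.3, 0, -0.8, 0, 0, 0, 0, -0.3, 0, -0.8, 0, 0, 0, 0, -0.3, 0, -0.8, 0, 0, 0, 0, -0.3, 0, -0.8, 0, 0, 0, 0, -0.3, 0, -0.8, 0, 0, 0, 0]
}}

```text
clock: 32.77
tcp_pos: [0.6248, -0.0369, 0.2684]
tool_rot: [-1.568, -0.001, 0.595]
force: [0.4, -0.2, 0.8]
opening: 0.0429
```

{"fn": "servo_tool", "kwargs": {
  "plan": [-0.3, 0, -0.8, 0, 0, 0, 0, -0.3, 0, -0.8, 0, 0, 0, 0, -0.3, 0, -0.8, 0, 0, 0, 0, 0, 0, 0, 0, 1, 0, 0, 0, 0, 0, 0, 1, 0, 0, 0, 0, 0, 0, 1, 0, 0, 0, 0, 0, 0, 1, 0, 0, 0, 0, 0, 0, 1, 0, 0, 0, 0, 0, 0, 1, 0, 0, 0, 0, 0, 0, 1, 0, 0, 0, 0, 0, 0, 1, 0, 0, 0, 0, 0, 0, 1, 0, 0]
}}

```text
clock: 33.77
tcp_pos: [0.6486, -0.1351, 0.2678]
tool_rot: [-1.569, 0.002, -0.353]
force: [0.5, -0.3, 0.6]
opening: 0.0428
```

```bash
python3 - <<'E'
from mv import *
s=st(); b=grab("side",14); crop(b,230,150,400,260,4.5,"pics/s8.png"); a=grab("top",14); crop(a,170,130,330,290,5,"pics/t8.png")
E
```

```text
t 33.77 tcp [ 0.6486 -0.1351  0.2678] rot [-1.569  0.002 -0.353] F [ 0.5 -0.3  0.6] open 0.0428 j [-0.32  0.63  1.15  0.    1.36  0.03]
```

View pics/s8.png

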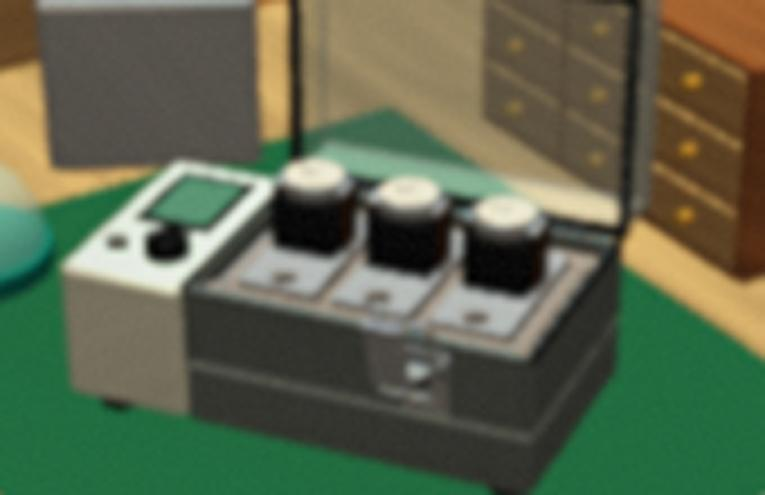

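View pics/t8.png

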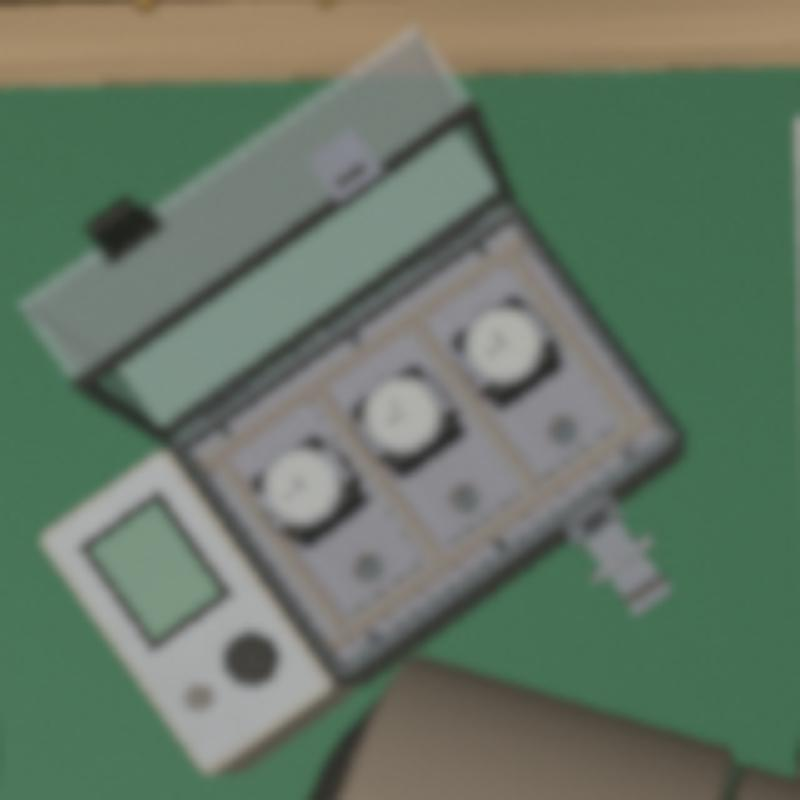

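```bash
python3 - <<'E'
from mv import *; from meas import blob
a=cv2.imread("pics/top14.png"); g=cv2.cvtColor(a,cv2.COLOR_BGR2GRAY)
for c,w in [((369,568),(302,486)),((464,498),(400,415)),((563,431),(502,346))]:
    u,A=blob(g,170+c[0]/5,130+c[1]/5,4,-1); p=top.onz(u,.096); pe=top.onz((170+(c[0]+.5)/5-.5,130+(c[1]+.5)/5-.5),.096)
    u2,A2=blob(g,170+w[0]/5,130+w[1]/5,7,1); q=top.onz(u2,.142)
    print("hole",np.round(u,2),A,p.round(4),(RT.T@(p-O)).round(4),(RT.T@(pe-O)).round(4),"watch",A2,(RT.T@(q-O)).round(4))
for c in [(285,278),(378,297),(477,317)]:
    q=side.onz((230+(c[0]+.5)/4.5-.5,150+(c[1]+.5)/4.5-.5),.096); print("side",(RT.T@(q-O)).round(4))
E
```

```text
hole [243.2  243.07] 24.5625 [0.4796 0.2052 0.096 ] [-0.0366  0.0606  0.093 ] [-0.0371  0.0604  0.093 ] watch 162.234375 [0.0087 0.0608 0.139 ]
hole [262.46 229.24] 24.734375 [0.5132 0.156  0.096 ] [-0.0363  0.001   0.093 ] [-0.0361  0.0011  0.093 ] watch 162.703125 [0.0089 0.0012 0.139 ]
hole [282.13 215.62] 24.796875 [0.5464 0.1056 0.096 ] [-0.037  -0.0593  0.093 ] [-0.0375 -0.0592  0.093 ] watch 160.5625 [ 0.008 -0.059  0.139]
side [-0.032   0.0611  0.093 ]
side [-0.0317  0.0027  0.093 ]
side [-0.0313 -0.0578  0.093 ]
```

```bash
python3 - <<'E'
from mv import *
print(tri(top,(390+385.5/14-.5,195+390.5/14-.5),side,(370+253.5/5-.5,240+373/5-.5)))
P=T(-.0362,.0605,.25);print(P)
go((.5401,-.2097,.2),-.976)
E
```

```text
(array([ 0.52516976, -0.24588371,  0.04632621]), np.float64(0.00012406862362476212))
[0.47991024 0.20531257 0.253     ]
cur axes [-1.908  1.694 -2.682] turn [-0.012  5.989 -0.026] target axes [ 0.025  1.695 -3.291]
```

{"fn": "servo_tool", "kwargs": {
  "plan": [0, 0, 0, 0, 1, 0, 0, 0, 0, 0, 0, 1, 0, 0, 0, 0, 0, 0, 1, 0, 0, 0, 0, 0, 0, 1, 0, 0, 0, 0, 0, 0, 1, 0, 0, 0, 0, 0, 0, 1, 0, 0, 0, 0.3, -0.82, 0, 0, 0, 0, 0, 0.4, -0.82, 0, 0, 0, 0, 0, 0.5, -0.82, 0, 0, 0, 0, 0.02, 0.5, -0.82, 0, 0, 0, 0, 0, 0, 0, 0, 0, 0, 0, 0, 0, 0, 0, 0, 0, 0],
  "newtons": 40
}}

```text
clock: 34.87
tcp_pos: [0.5389, -0.2099, 0.1991]
tool_rot: [-1.571, 0.005, -0.976]
force: [0.7, -0.3, -0.3]
opening: 0.0425
```

```bash
python3 - <<'E'
from mv import *
s=st(); go((.5401,-.2097,.125),-.976)
b=grab("side",15); crop(b,370,230,480,350,5.5,"pics/s8.png")
E
```

```text
t 34.87 tcp [ 0.5389 -0.2099  0.1991] rot [-1.571  0.005 -0.976] F [ 0.7 -0.3 -0.3] open 0.0425 j [-0.5   0.54  1.51  0.    1.09  0.47]
cur axes [0.023 1.853 0.029] turn [ 0.005  0.002 -0.048] target axes [0.013 1.854 0.028]
```

View pics/s8.png

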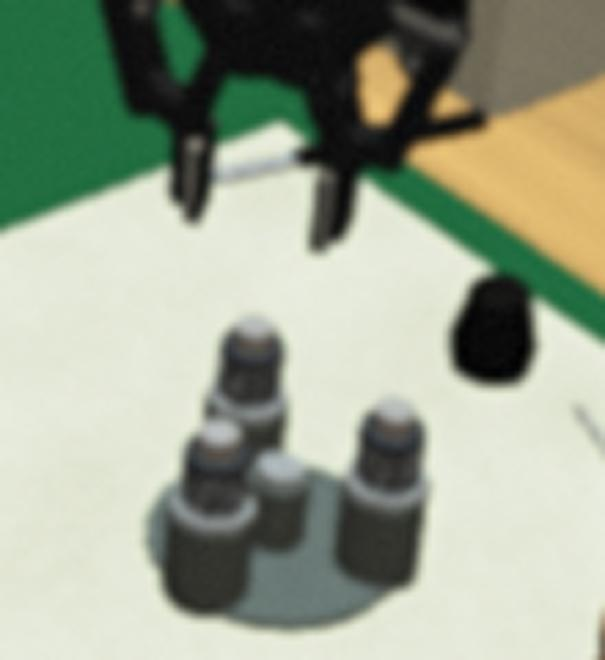

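{"fn": "servo_tool", "kwargs": {
  "plan": [0.01, 0.6, 0.03, 0, 0, 0, 0, 0, 0.5, 0, 0, 0, 0, 0, 0, 0.4, 0, 0, 0, 0, 0, 0, 0.2, 0, 0, 0, 0, 0, 0, 0.15, 0, 0, 0, 0, 0, 0, 0, 0, 0, 0, 0, 0, 0, 0, 0, 0, 0, 0, 0]
}}

```text
clock: 35.5
tcp_pos: [0.5423, -0.2086, 0.1268]
tool_rot: [-1.569, 0.001, -0.975]
force: [-0.6, -0.3, 0.6]
opening: 0.0425
```

{"fn": "servo_tool", "kwargs": {
  "plan": [0, 0, 0, 0, 0, 0, -1, 0, 0, 0, 0, 0, 0, -1, 0, 0, 0, 0, 0, 0, -1, 0, 0, 0, 0, 0, 0, -1]
}}

```text
clock: 35.83
tcp_pos: [0.5419, -0.2087, 0.1273]
tool_rot: [-1.569, 0.001, -0.976]
force: [-0.4, 1.4, 6.3]
opening: 0.0249
```

{"fn": "servo_tool", "kwargs": {
  "plan": [0, -0.2, 0, 0, 0, 0, -1, 0, -0.4, 0, 0, 0, 0, -1, 0, -0.8, 0, 0, 0, 0, -1, 0, -0.8, 0, 0, 0, 0, -1, 0, -0.8, 0, 0, 0, 0, -1, 0, -0.6, 0, 0, 0, 0, -1, 0, 0, 0, 0, 0, 0, -1, 0, 0, 0, 0, 0, 0, -1]
}}

```text
clock: 36.5
tcp_pos: [0.5417, -0.2093, 0.2717]
tool_rot: [-1.569, -0.0, -0.976]
force: [-0.3, 0.6, -1.9]
opening: 0.0241
```

```bash
python3 - <<'E'
from mv import *
s=st(); go(T(-.0342,.0605,.267),-.976)
b=grab("side",16); crop(b,340,180,480,320,5,"pics/s8.png")
E
```

```text
t 36.50 tcp [ 0.5417 -0.2093  0.2717] rot [-1.569 -0.    -0.976] F [-0.3  0.6 -1.9] open 0.0241 j [-0.5   0.47  1.42  0.    1.25  0.47]
cur axes [-9.451  0.046  4.576] turn [-0.018 -0.001  0.004] target axes [-9.45   0.042  4.578]
```

View pics/s8.png

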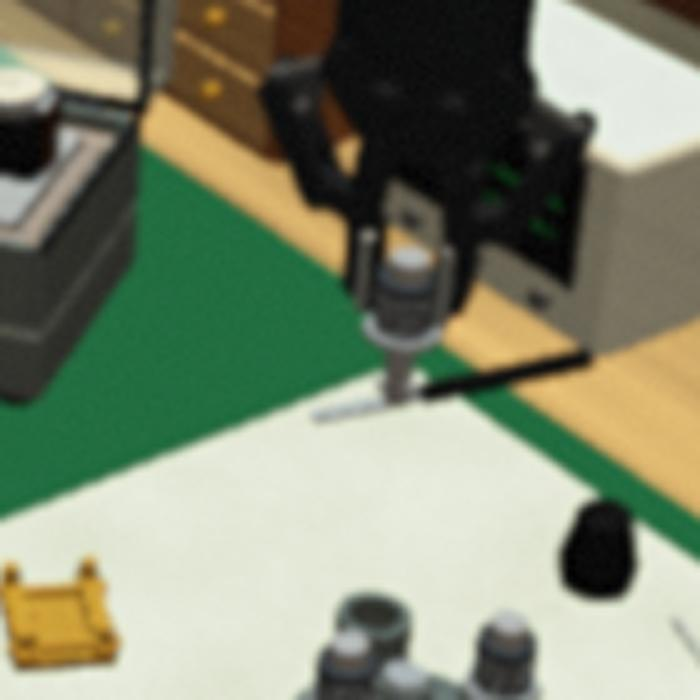

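```bash
cat >> mv.py <<'E'
def pin_side(uv,z,tcp,yaw=-.976):
    q=side.onz(uv,z); d=Ro.from_euler('xyz',[-np.pi/2,0,yaw]).inv().apply(q-tcp); return d.round(4)
E
python3 - <<'E'
from mv import *
s=st(0); t=s['tcp_pos']
for n,c,dz in [("button",(410,257),-.0453),("flangetop",(402,328),-.0783),("tip",(397,397),-.1183)]:
    print(n,pin_side((340+(c[0]+.5)/5-.5,180+(c[1]+.5)/5-.5),t[2]+dz,t))
E
```

```text
button [-0.001   0.0453  0.0044]
flangetop [-0.001   0.0783  0.0027]
tip [-0.0022  0.1183  0.0121]
```

{"fn": "servo_tool", "kwargs": {
  "plan": [-0.79, 0, 0.38, 0, 0, 0, -1, -0.79, 0, 0.38, 0, 0, 0, -1, -0.79, 0, 0.38, 0, 0, 0, -1, -0.79, 0, 0.38, 0, 0, 0, -1, -0.79, 0, 0.38, 0, 0, 0, -1, -0.79, 0, 0.38, 0, 0, 0, -1, -0.79, 0, 0.38, 0, 0, 0, -1, -0.79, 0, 0.38, 0, 0, 0, -1, -0.79, 0, 0.38, 0, 0, 0, -1, -0.79, 0, 0.38, 0, 0, 0, -1, -0.79, 0, 0.38, 0, 0, 0, -1, -0.76, 0, 0.37, 0, 0, 0, -1]
}}

```text
clock: 37.55
tcp_pos: [0.4792, 0.2075, 0.2693]
tool_rot: [-1.574, 0.004, -0.976]
force: [0.9, -1.0, -1.6]
opening: 0.0243
```

{"fn": "servo_tool", "kwargs": {
  "plan": [0, 0.5, 0, 0, 0, 0, -1, 0, 0.3, 0, 0, 0, 0, -1, 0, 0, 0, 0, 0, 0, -1, 0, 0, 0, 0, 0, 0, -1]
}}

```text
clock: 37.88
tcp_pos: [0.4797, 0.2059, 0.2375]
tool_rot: [-1.574, 0.004, -0.976]
force: [1.0, -0.1, -1.8]
opening: 0.0241
```

```bash
python3 - <<'E'
from mv import *
s=st(); go(T(-.0352,.0605,.216),-.976)
b=grab("side",17); crop(b,230,130,400,260,4.5,"pics/s8.png"); a=grab("top",17); crop(a,170,130,330,290,5,"pics/t8.png")
E
```

```text
t 37.88 tcp [0.4797 0.2059 0.2375] rot [-1.574  0.004 -0.976] F [ 1.  -0.1 -1.8] open 0.0241 j [0.26 0.4  1.63 0.   1.11 1.23]
cur axes [0.017 0.462 0.023] turn [ 0.034  0.001 -0.036] target axes [0.016 0.462 0.022]
```

View pics/s8.png

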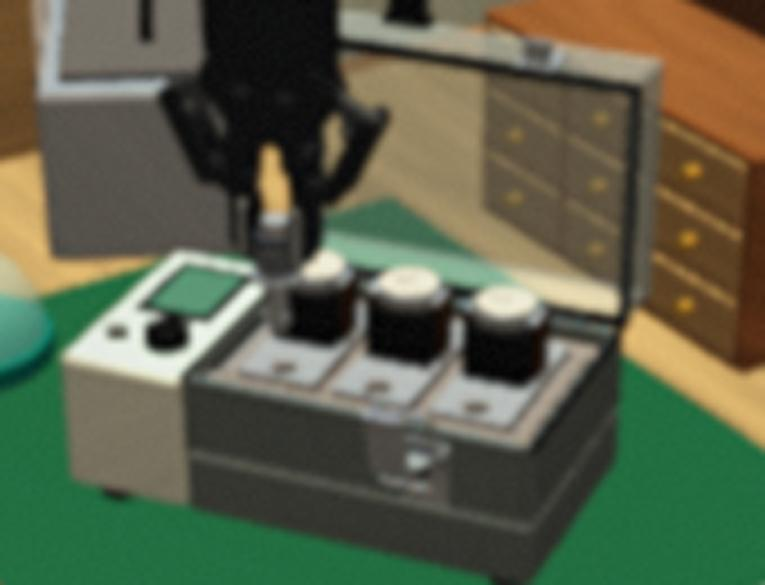

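```bash
python3 - <<'E'
from mv import *
b=cv2.imread("pics/side17.png"); crop(b,270,160,320,220,12,"pics/s9.png")
f=lambda c:(230+(c[0]+.5)/4.5-.5,130+(c[1]+.5)/4.5-.5)
for n,c,z in [("button",(278,217),.1922),("hole",(285,368),.096)]:
    print(n,RT.T@(side.onz(f(c),z)-O))
E
```

```text
button [-0.03203997  0.0623648   0.1892    ]
hole [-0.03197787  0.06114621  0.093     ]
```

View pics/s9.png

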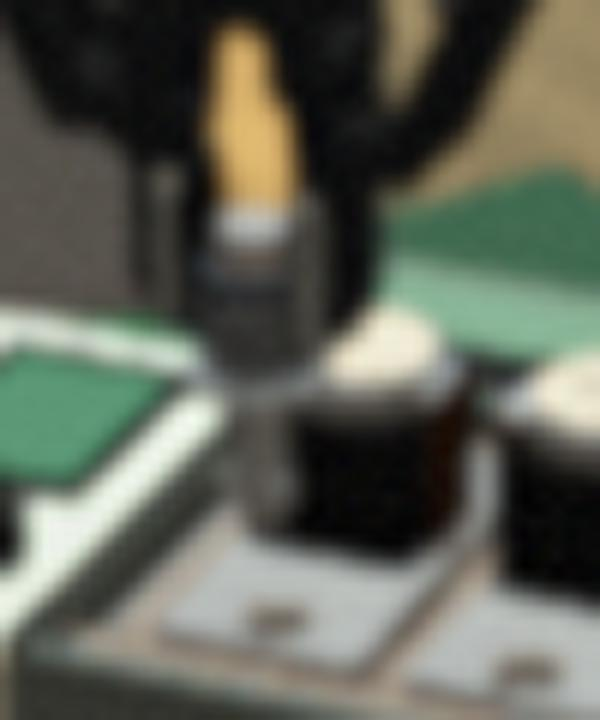

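View pics/t8.png

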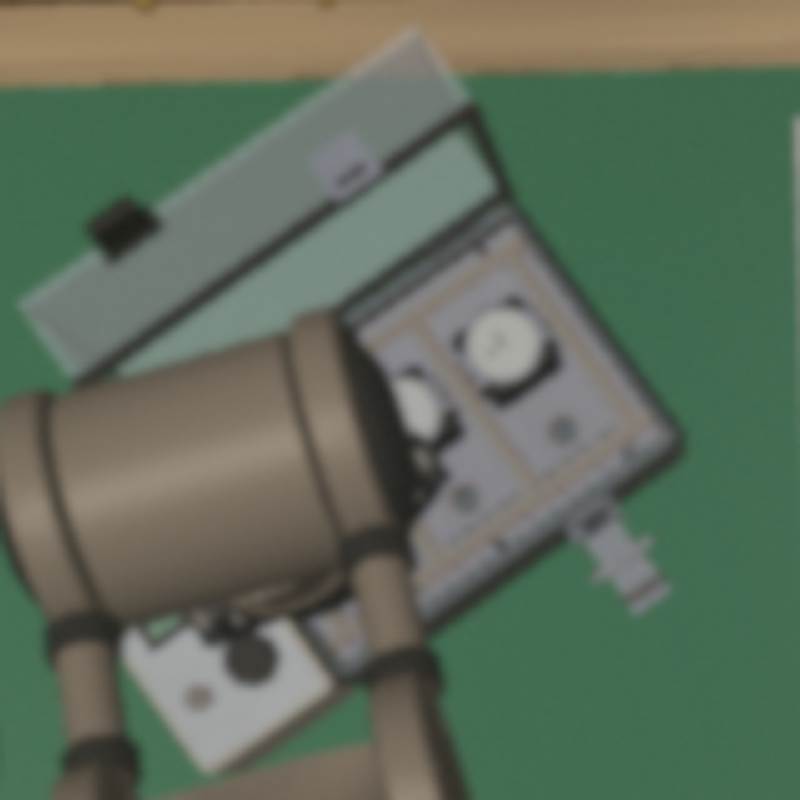

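{"fn": "servo_tool", "kwargs": {
  "plan": [0.03, 0.2, 0.01, 0, 0, 0, -1, 0, 0.2, 0, 0, 0, 0, -1, 0, 0.1, 0, 0, 0, 0, -1, 0, 0.1, 0, 0, 0, 0, -1, 0, 0.05, 0, 0, 0, 0, -1, 0, 0.05, 0, 0, 0, 0, -1, 0, 0, 0, 0, 0, 0, -1]
}}

```text
clock: 38.57
tcp_pos: [0.4814, 0.2054, 0.2108]
tool_rot: [-1.571, 0.003, -0.976]
force: [0.5, -0.8, -1.4]
opening: 0.0242
```

```bash
python3 - <<'E'
from mv import *
s=st(); print(RT.T@(s['tcp_pos']-O))
b=grab("side",18); crop(b,270,160,320,220,12,"pics/s9.png")
E
```

```text
t 38.57 tcp [0.4814 0.2054 0.2108] rot [-1.571  0.003 -0.976] F [ 0.5 -0.8 -1.4] open 0.0242 j [0.26 0.43 1.66 0.   1.05 1.23]
[-0.03495228  0.05974855  0.20778114]
```

View pics/s9.png

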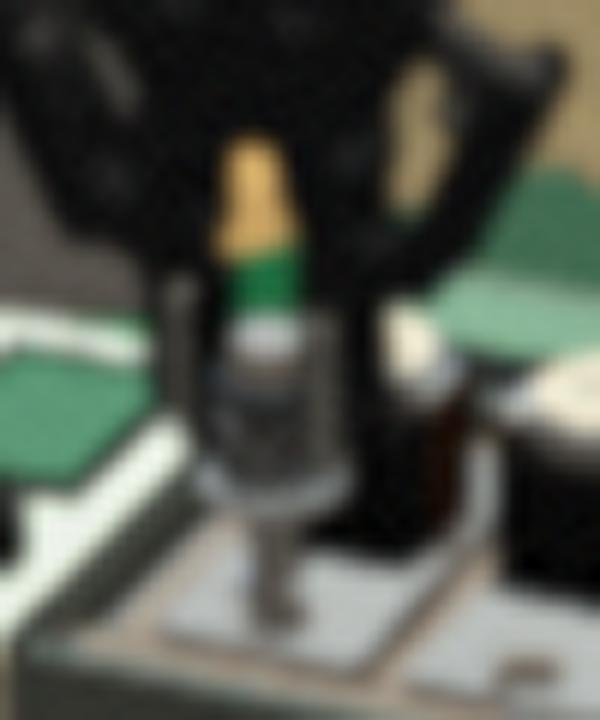

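{"fn": "servo_tool", "kwargs": {
  "plan": [0, 0.06, 0, 0, 0, 0, -1, 0, 0.06, 0, 0, 0, 0, -1, 0, 0.04, 0, 0, 0, 0, -1, 0, 0, 0, 0, 0, 0, -1, 0, 0, 0, 0, 0, 0, -1]
}}

```text
clock: 39.03
tcp_pos: [0.4815, 0.2055, 0.2047]
tool_rot: [-1.57, 0.002, -0.976]
force: [-0.6, -0.8, -1.8]
opening: 0.0248
```

{"fn": "servo_tool", "kwargs": {
  "plan": [0, 0.03, 0, 0, 0, 0, -1, 0, 0.02, 0, 0, 0, 0, -1, 0, 0, 0, 0, 0, 0, -1]
}}

```text
clock: 39.28
tcp_pos: [0.482, 0.2057, 0.2043]
tool_rot: [-1.568, 0.002, -0.976]
force: [-2.6, -0.1, 10.1]
opening: 0.0241
```

{"fn": "servo_tool", "kwargs": {
  "plan": [0, 0, 0, 0, 0, 0, 0, 0, 0, 0, 0, 0, 0, 0, 0, 0, 0, 0, 0, 0, 0, 0, -0.3, 0, 0, 0, 0, 0, 0, -0.5, 0, 0, 0, 0, 0, 0, -0.5, 0, 0, 0, 0, 0, 0, 0, 0, 0, 0, 0, -1, 0, 0, 0, 0, 0, 0, -1, 0, 0, 0, 0, 0, 0, -1, 0, 0, 0, 0, 0, 0, -1]
}}

```text
clock: 40.12
tcp_pos: [0.481, 0.2052, 0.2535]
tool_rot: [-1.572, 0.003, -0.976]
force: [-0.1, -0.4, 1.0]
opening: 0.0001
```

```bash
python3 - <<'E'
from mv import *
s=st(); print(RT.T@(s['tcp_pos']-O))
b=grab("side",19); crop(b,260,150,330,220,10,"pics/s9.png")
E
```

```text
t 40.12 tcp [0.481  0.2052 0.2535] rot [-1.572  0.003 -0.976] F [-0.1 -0.4  1. ] open 0.0001 j [0.26 0.39 1.61 0.   1.15 1.23]
[-0.03536443  0.05978286  0.25054623]
```

View pics/s9.png

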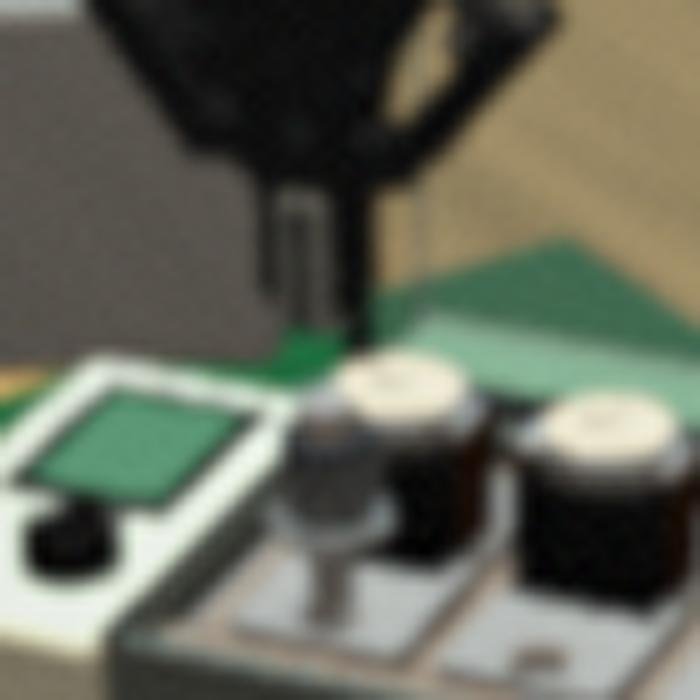

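{"fn": "servo_tool", "kwargs": {
  "plan": [0, 0.3, 0, 0, 0, 0, -1, 0, 0.15, 0, 0, 0, 0, -1, 0, 0.1, 0, 0, 0, 0, -1, 0, 0.1, 0, 0, 0, 0, -1, 0, 0.1, 0, 0, 0, 0, -1, 0, 0.1, 0, 0, 0, 0, -1]
}}

```text
clock: 40.67
tcp_pos: [0.4816, 0.2054, 0.2206]
tool_rot: [-1.57, 0.002, -0.976]
force: [0.3, -0.0, 0.5]
opening: 0.0003
```

{"fn": "servo_tool", "kwargs": {
  "plan": [0, 0.1, 0, 0, 0, 0, -1, 0, 0.1, 0, 0, 0, 0, -1, 0, 0.1, 0, 0, 0, 0, -1, 0, 0, 0, 0, 0, 0, -1]
}}

```text
clock: 41.0
tcp_pos: [0.4823, 0.2058, 0.2091]
tool_rot: [-1.567, 0.002, -0.976]
force: [1.2, 1.3, 5.0]
opening: 0.0
```

```bash
python3 - <<'E'
from mv import *
s=st(); 
b=grab("side",20); crop(b,260,150,330,220,10,"pics/s9.png")
E
```

```text
t 41.00 tcp [0.4823 0.2058 0.2091] rot [-1.567  0.002 -0.976] F [1.2 1.3 5. ] open 0.0000 j [0.26 0.44 1.66 0.   1.04 1.23]
```

View pics/s9.png

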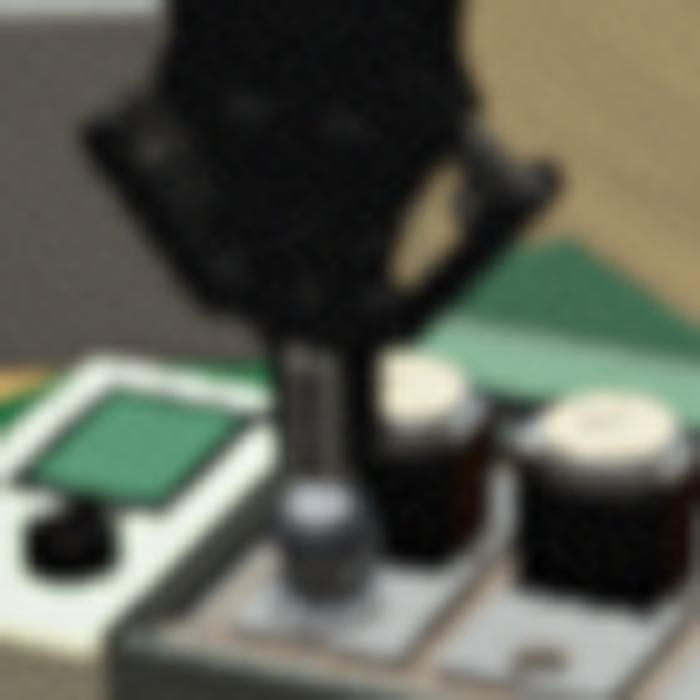

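{"fn": "servo_tool", "kwargs": {
  "plan": [0, 0.1, 0, 0, 0, 0, -1, 0, 0.07, 0, 0, 0, 0, -1, 0, 0, 0, 0, 0, 0, -1]
}}

```text
clock: 41.3
tcp_pos: [0.4821, 0.2058, 0.2022]
tool_rot: [-1.568, 0.002, -0.976]
force: [2.6, 2.1, 5.5]
opening: -0.0003
```

{"fn": "servo_tool", "kwargs": {
  "plan": [0, 0.05, 0, 0, 0, 0, -1, 0, 0.03, 0, 0, 0, 0, -1, 0, 0, 0, 0, 0, 0, -1]
}}

```text
clock: 41.55
tcp_pos: [0.4834, 0.2065, 0.201]
tool_rot: [-1.563, 0.001, -0.976]
force: [0.8, 3.1, 13.3]
opening: -0.0003
```

{"fn": "servo_tool", "kwargs": {
  "plan": [0, 0.04, 0, 0, 0, 0, -1, 0, 0, 0, 0, 0, 0, -1]
}}

```text
clock: 41.72
tcp_pos: [0.4842, 0.2069, 0.2005]
tool_rot: [-1.56, 0.0, -0.976]
force: [3.1, 5.1, 18.4]
opening: -0.0001
```

{"fn": "servo_tool", "kwargs": {
  "plan": [0, -0.3, 0, 0, 0, 0, -1, 0, -0.5, 0, 0, 0, 0, -1, 0, -0.7, 0, 0, 0, 0, -1, 0, -0.5, 0, 0, 0, 0, -1, 0.8, 0, -0.3, 0, 0, 0, 0, 0.8, 0, -0.3, 0, 0, 0, 0, 0.8, 0, -0.3, 0, 0, 0, 0, 0.8, 0, -0.4, 0, 0, 0, 0, 0.8, 0, -0.4, 0, 0, 0, 0, 0.8, 0, -0.4, 0, 0, 0, 0, 0.8, 0, -0.4, 0, 0, 0, 0]
}}

```text
clock: 42.63
tcp_pos: [0.5237, -0.038, 0.276]
tool_rot: [-1.571, 0.003, -0.976]
force: [1.0, -0.4, 0.3]
opening: 0.0427
```

```bash
python3 - <<'E'
from mv import *
s=st(); 
b=grab("side",21); crop(b,260,150,330,220,10,"pics/s9.png"); a=grab("top",21)
go((.5496,-.278,.2),-.976)
E
```

```text
t 42.63 tcp [ 0.5237 -0.038   0.276 ] rot [-1.571  0.003 -0.976] F [ 1.  -0.4  0.3] open 0.0427 j [-0.22  0.37  1.57  0.    1.21  0.76]
cur axes [ 5.283  1.888 -2.77 ] turn [ 0.01  -0.05  -0.018] target axes [ 5.265  1.895 -2.799]
```

View pics/s9.png

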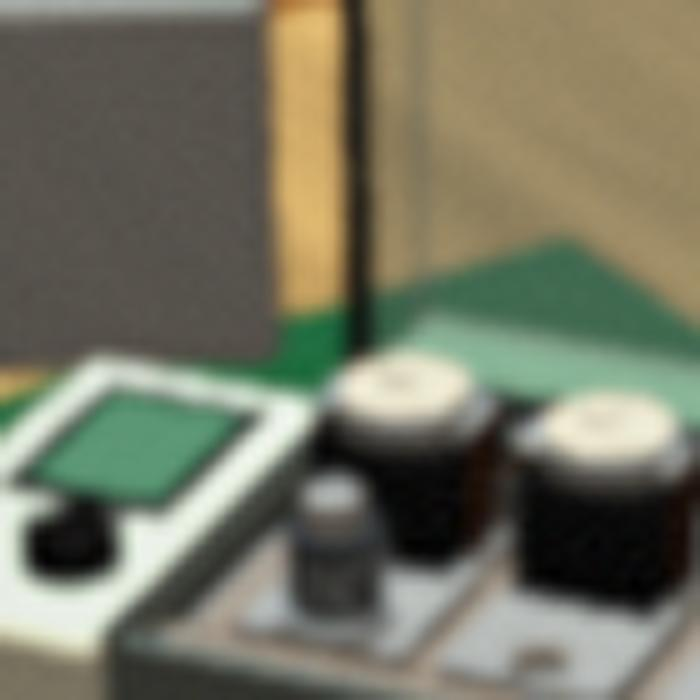

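View pics/top21.png

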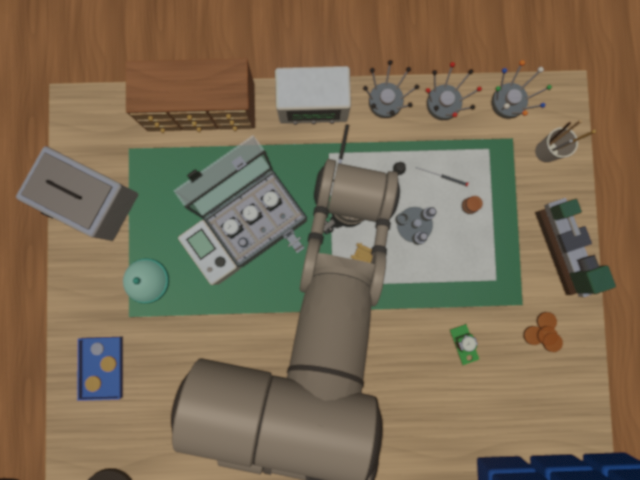

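{"fn": "servo_tool", "kwargs": {
  "plan": [0.75, 0.1, -0.4, 0, 0, 0, 0, 0.75, 0.3, -0.4, 0, 0, 0, 0, 0.75, 0.3, -0.4, 0, 0, 0, 0, 0.75, 0.3, -0.4, 0, 0, 0, 0, 0.75, 0.3, -0.4, 0, 0, 0, 0, 0.75, 0.3, -0.4, 0, 0, 0, 0, 0.76, 0.3, -0.4, 0, 0, 0, 0, 0, 0, 0, 0, 0, 0, 0, 0, 0, 0, 0, 0, 0, 0, 0, 0, 0, 0, 0, 0, 0]
}}

```text
clock: 43.57
tcp_pos: [0.5491, -0.2721, 0.1995]
tool_rot: [-1.57, 0.004, -0.976]
force: [0.3, -0.2, 2.0]
opening: 0.0428
```

```bash
python3 - <<'E'
from mv import *
s=st(); go((.5497,-.278,.1265),-.976)
b=cv2.imread("pics/side21.png"); a=cv2.imread("pics/top21.png")
p=T(-.0362,.0605,.093+.037); print(side.px(p),(260+33.3,150+48.5),top.px(p))
b=grab("side",22); crop(b,370,230,480,350,5.5,"pics/s8.png"); crop(a,220,180,300,260,9,"pics/t9.png")
E
```

```text
t 43.57 tcp [ 0.5491 -0.2721  0.1995] rot [-1.57   0.004 -0.976] F [ 0.3 -0.2  2. ] open 0.0428 j [-0.59  0.6   1.41  0.    1.14  0.39]
cur axes [ 0.138  1.823 -0.07 ] turn [-0.003 -0.001 -0.041] target axes [ 0.13   1.824 -0.069]
[[292.04805065 199.53471548]] (293.3, 198.5) [[240.94480792 241.73950469]]
```

View pics/s8.png

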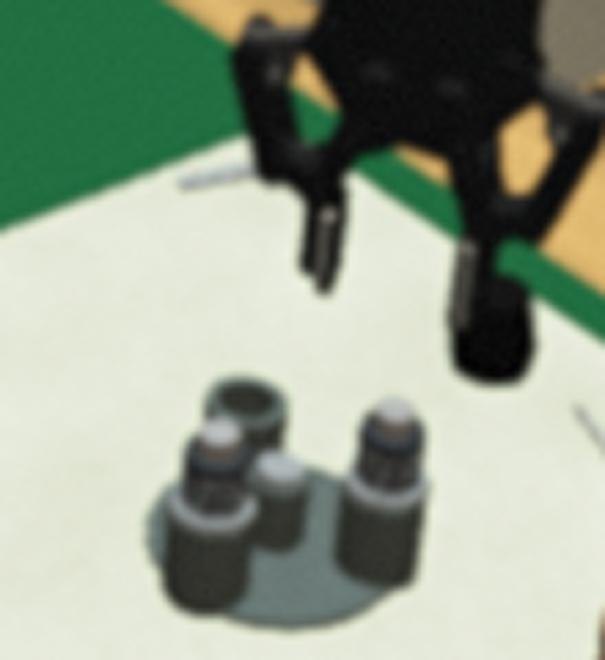

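View pics/t9.png

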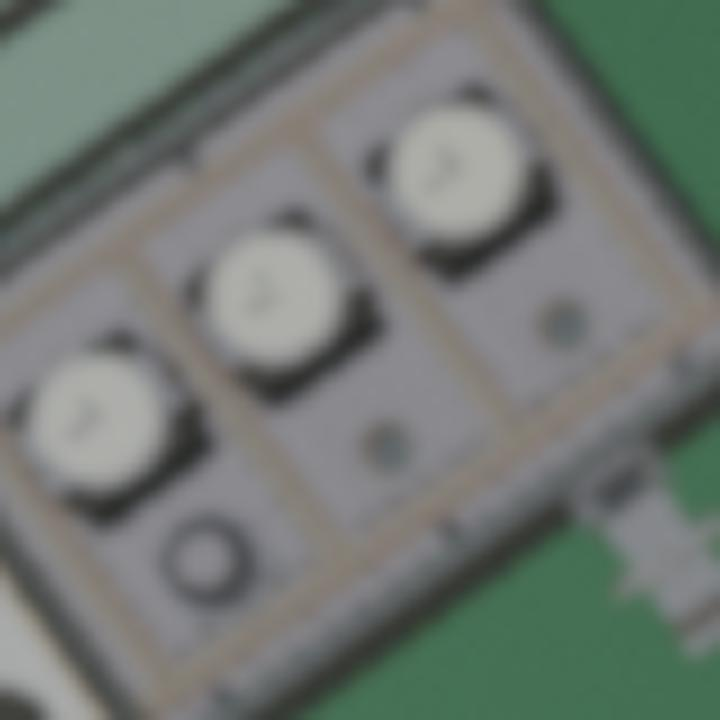

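```bash
python3 - <<'E'
from mv import *; from meas import blob
a=cv2.imread("pics/top21.png"); g=cv2.cvtColor(a,cv2.COLOR_BGR2GRAY)
crop(a,225,225,265,260,18,"pics/t9.png")
b=cv2.imread("pics/side21.png"); crop(b,275,185,315,220,18,"pics/s9.png")
u,A=blob(g,242.8,242,4,1); print(u,A)
p,e=tri(top,u,side,(293.3-.45,198.5-.45)); print(RT.T@(p-O),e)
for i in (4,5,6): print(blob(g,242.8,242,i,1))
E
```

```text
(np.float64(241.5190386323268), np.float64(241.39975577264653)) 35.1875
[-0.03694758  0.05815499  0.13510982] 0.0007981825763518159
((np.float64(241.5190386323268), np.float64(241.39975577264653)), np.float64(35.1875))
((np.float64(241.8720041322314), np.float64(241.6681473829201)), np.float64(28.359375))
((np.float64(241.91736276849642), np.float64(241.67221062052505)), np.float64(26.1875))
```

View pics/t9.png

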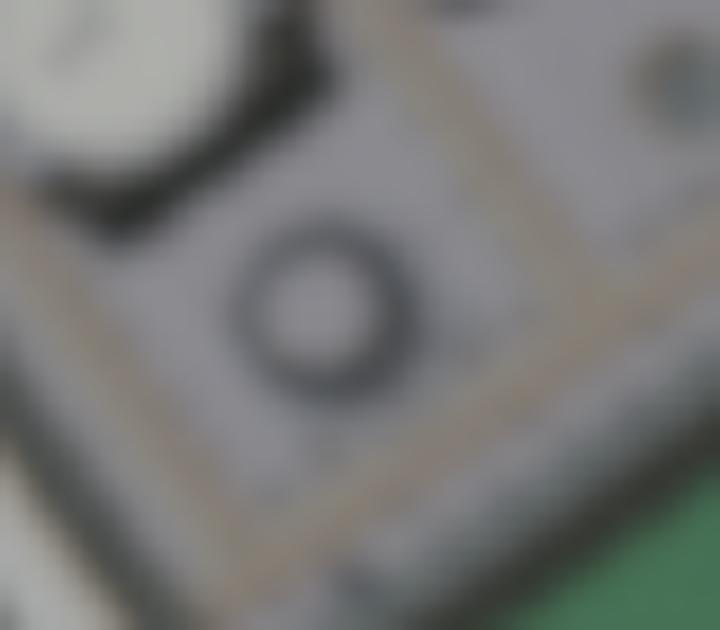

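View pics/s9.png

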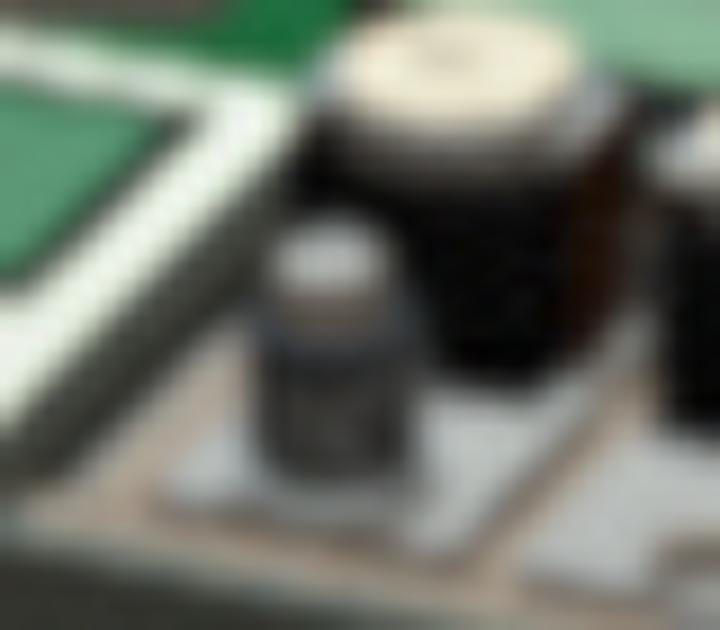

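{"fn": "servo_tool", "kwargs": {
  "plan": [0.13, 0.5, -0.07, 0, 0, 0, 0, 0, 0.5, 0, 0, 0, 0, 0, 0, 0.4, 0, 0, 0, 0, 0, 0, 0.25, 0, 0, 0, 0, 0, 0, 0.15, 0, 0, 0, 0, 0, 0, 0, 0, 0, 0, 0, 0, 0, 0, 0, 0, 0, 0, 0, 0, 0, 0, 0, 0, 0, -1, 0, 0, 0, 0, 0, 0, -1, 0, 0, 0, 0, 0, 0, -1, 0, 0, 0, 0, 0, 0, -1]
}}

```text
clock: 44.53
tcp_pos: [0.5503, -0.279, 0.1292]
tool_rot: [-1.569, 0.001, -0.976]
force: [-0.4, 1.6, 6.6]
opening: 0.0244
```

```bash
python3 - <<'E'
from mv import *
s=st(); print(pose(-.976).inv().apply(np.array([.5497,-.278,0])-s['tcp_pos']).round(4))
E
```

```text
t 44.53 tcp [ 0.5503 -0.279   0.1292] rot [-1.569e+00  1.000e-03 -9.760e-01] F [-0.4  1.6  6.6] open 0.0244 j [-0.59  0.68  1.46  0.    0.99  0.38]
[-1.200e-03  1.292e-01  1.000e-04]
```

{"fn": "servo_tool", "kwargs": {
  "plan": [0, -0.2, 0, 0, 0, 0, -1, 0, -0.4, 0, 0, 0, 0, -1, 0, -0.8, 0, 0, 0, 0, -1, 0, -0.8, 0, 0, 0, 0, -1, 0, -0.8, 0, 0, 0, 0, -1, 0, -0.6, 0, 0, 0, 0, -1, 0, 0, 0, 0, 0, 0, -1, 0, 0, 0, 0, 0, 0, -1]
}}

```text
clock: 45.2
tcp_pos: [0.5501, -0.2794, 0.2735]
tool_rot: [-1.569, -0.0, -0.976]
force: [-0.2, 0.4, -2.8]
opening: 0.0241
```

```bash
python3 - <<'E'
from mv import *
s=st(); go(T(-.036,.0008,.267),-.976)
E
```

```text
t 45.20 tcp [ 0.5501 -0.2794  0.2735] rot [-1.569 -0.    -0.976] F [-0.2  0.4 -2.8] open 0.0241 j [-0.59  0.53  1.3   0.    1.31  0.38]
cur axes [-9.528  0.092  5.341] turn [-0.015 -0.002  0.003] target axes [-9.527  0.087  5.343]
```

{"fn": "servo_tool", "kwargs": {
  "plan": [-0.79, 0, 0.44, 0, 0, 0, -1, -0.79, 0, 0.44, 0, 0, 0, -1, -0.79, 0, 0.44, 0, 0, 0, -1, -0.79, 0, 0.44, 0, 0, 0, -1, -0.79, 0, 0.44, 0, 0, 0, -1, -0.79, 0, 0.45, 0, 0, 0, -1, -0.79, 0, 0.45, 0, 0, 0, -1, -0.8, 0, 0.45, 0, 0, 0, -1, -0.8, 0, 0.45, 0, 0, 0, -1, -0.8, 0, 0.45, 0, 0, 0, -1, -0.8, 0, 0.45, 0, 0, 0, -1, -0.8, 0, 0.45, 0, 0, 0, -1]
}}

```text
clock: 46.2
tcp_pos: [0.5123, 0.158, 0.2712]
tool_rot: [-1.574, 0.004, -0.976]
force: [-0.5, -0.1, -0.7]
opening: 0.0242
```

{"fn": "servo_tool", "kwargs": {
  "plan": [0, 0.5, 0, 0, 0, 0, -1, 0, 0.3, 0, 0, 0, 0, -1, 0, 0, 0, 0, 0, 0, -1, 0, 0, 0, 0, 0, 0, -1, 0, 0, 0, 0, 0, 0, -1]
}}

```text
clock: 46.62
tcp_pos: [0.5136, 0.1561, 0.2409]
tool_rot: [-1.571, 0.003, -0.977]
force: [0.6, -0.4, -1.7]
opening: 0.0241
```

```bash
python3 - <<'E'
from mv import *
s=st(); go(T(-.036,.0008,.093+.026+.0842),-.976); print(RT.T@(s['tcp_pos']-O))
b=grab("side",23); crop(b,285,160,345,230,10,"pics/s9.png")
E
```

```text
t 46.62 tcp [0.5136 0.1561 0.2409] rot [-1.571  0.003 -0.977] F [ 0.6 -0.4 -1.7] open 0.0241 j [0.15 0.42 1.59 0.   1.13 1.13]
cur axes [ 0.004  0.867 -0.004] turn [ 0.    -0.007 -0.025] target axes [ 0.002  0.867 -0.004]
[-0.03583676  0.00087725  0.23786077]
```

View pics/s9.png

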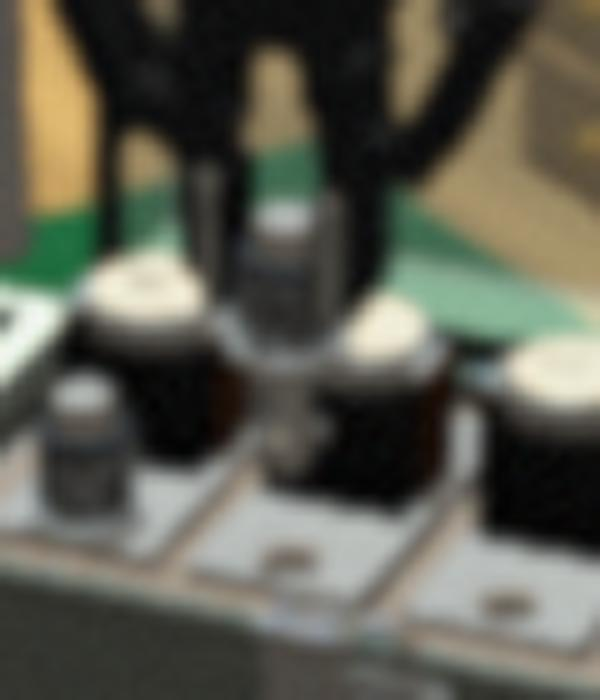

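```bash
python3 - <<'E'
from mv import *
f=lambda c:(285+(c[0]+.5)/10-.5,160+(c[1]+.5)/10-.5)
for n,c,z in [("button",(284,217),.1937),("hole",(290,558),.096)]:
    print(n,RT.T@(side.onz(f(c),z)-O))
E
```

```text
button [-0.03186118  0.00329371  0.1907    ]
hole [-0.03055801  0.00336259  0.093     ]
```

{"fn": "servo_tool", "kwargs": {
  "plan": [0, 0.2, 0.02, 0, 0, 0, -1, 0, 0.2, 0, 0, 0, 0, -1, 0, 0.15, 0, 0, 0, 0, -1, 0, 0.1, 0, 0, 0, 0, -1, 0, 0.1, 0, 0, 0, 0, -1, 0, 0.05, 0, 0, 0, 0, -1, 0, 0.05, 0, 0, 0, 0, -1, 0, 0, 0, 0, 0, 0, -1]
}}

```text
clock: 47.33
tcp_pos: [0.5142, 0.157, 0.2067]
tool_rot: [-1.57, 0.002, -0.976]
force: [0.4, -1.0, -1.3]
opening: 0.0243
```

{"fn": "servo_tool", "kwargs": {
  "plan": [0, 0.02, 0, 0, 0, 0, -1, 0, 0, 0, 0, 0, 0, 0, 0, 0, 0, 0, 0, 0, 0, 0, 0, 0, 0, 0, 0, 0, 0, -0.3, 0, 0, 0, 0, 0, 0, -0.5, 0, 0, 0, 0, 0, 0, -0.5, 0, 0, 0, 0, 0, 0, 0, 0, 0, 0, 0, -1, 0, 0, 0, 0, 0, 0, -1, 0, 0, 0, 0, 0, 0, -1, 0, 0, 0, 0, 0, 0, -1]
}}

```text
clock: 48.25
tcp_pos: [0.5138, 0.1569, 0.2572]
tool_rot: [-1.572, 0.003, -0.976]
force: [0.5, 0.8, -1.0]
opening: 0.0001
```

```bash
python3 - <<'E'
from mv import *
s=st(); print(RT.T@(s['tcp_pos']-O))
b=grab("side",24); crop(b,285,160,345,230,10,"pics/s9.png")
E
```

```text
t 48.25 tcp [0.5138 0.1569 0.2572] rot [-1.572  0.003 -0.976] F [ 0.5  0.8 -1. ] open 0.0001 j [0.15 0.41 1.56 0.   1.18 1.13]
[-0.03532757  0.00140083  0.25416114]
```

View pics/s9.png

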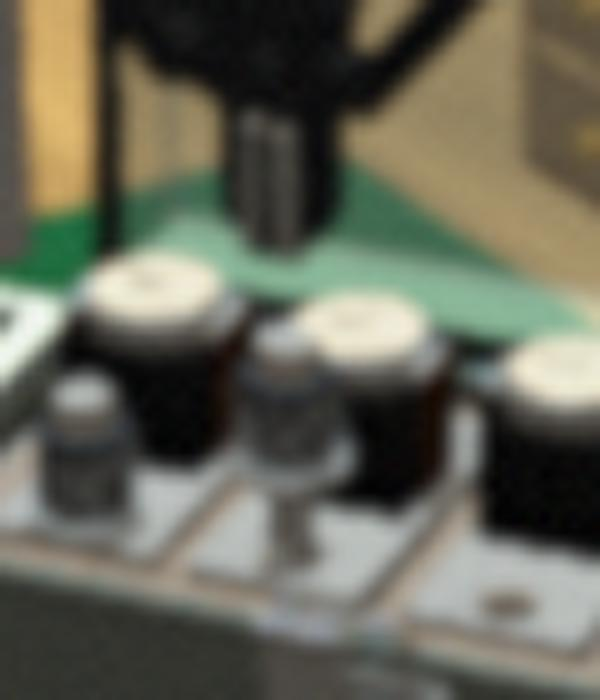

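{"fn": "servo_tool", "kwargs": {
  "plan": [0, 0.3, -0.03, 0, 0, 0, -1, 0, 0.15, 0, 0, 0, 0, -1, 0, 0.1, 0, 0, 0, 0, -1, 0, 0.1, 0, 0, 0, 0, -1, 0, 0.1, 0, 0, 0, 0, -1, 0, 0.1, 0, 0, 0, 0, -1, 0, 0.1, 0, 0, 0, 0, -1, 0, 0.1, 0, 0, 0, 0, -1, 0, 0.1, 0, 0, 0, 0, -1, 0, 0.1, 0, 0, 0, 0, -1, 0, 0.1, 0, 0, 0, 0, -1]
}}

```text
clock: 49.22
tcp_pos: [0.5131, 0.1564, 0.2037]
tool_rot: [-1.571, 0.003, -0.976]
force: [-1.7, -0.3, 4.6]
opening: 0.0
```

{"fn": "servo_tool", "kwargs": {
  "plan": [0, 0.05, 0, 0, 0, 0, -1, 0, 0, 0, 0, 0, 0, -1]
}}

```text
clock: 49.38
tcp_pos: [0.5131, 0.1564, 0.2019]
tool_rot: [-1.571, 0.003, -0.976]
force: [-2.0, -0.1, 4.8]
opening: -0.0001
```

{"fn": "servo_tool", "kwargs": {
  "plan": [0, 0.04, 0, 0, 0, 0, -1, 0, 0.04, 0, 0, 0, 0, -1, 0, 0, 0, 0, 0, 0, -1]
}}

```text
clock: 49.63
tcp_pos: [0.5131, 0.1564, 0.1997]
tool_rot: [-1.57, 0.002, -0.976]
force: [-3.4, -1.2, 6.7]
opening: -0.0
```

{"fn": "servo_tool", "kwargs": {
  "plan": [0, 0.04, 0, 0, 0, 0, -1, 0, 0.02, 0, 0, 0, 0, -1, 0, 0, 0, 0, 0, 0, -1]
}}

```text
clock: 49.88
tcp_pos: [0.5132, 0.1564, 0.1994]
tool_rot: [-1.568, 0.001, -0.976]
force: [-8.8, -1.5, 24.4]
opening: -0.0002
```

Bottomed. Retreat towards the third pin and look.

{"fn": "servo_tool", "kwargs": {
  "plan": [0, -0.3, 0, 0, 0, 0, -1, 0, -0.5, 0, 0, 0, 0, -1, 0, -0.7, 0, 0, 0, 0, -1, 0, -0.5, 0, 0, 0, 0, -1, 0.8, 0, -0.3, 0, 0, 0, 0, 0.8, 0, -0.3, 0, 0, 0, 0, 0.8, 0, -0.3, 0, 0, 0, 0, 0.8, 0, -0.4, 0, 0, 0, 0, 0.8, 0, -0.4, 0, 0, 0, 0, 0.8, 0, -0.5, 0, 0, 0, 0, 0, 0, 0, 0, 0, 0, 0, 0, 0, 0, 0, 0, 0, 0]
}}

```text
clock: 50.88
tcp_pos: [0.5479, -0.0539, 0.2755]
tool_rot: [-1.57, 0.003, -0.98]
force: [0.2, -0.1, -1.2]
opening: 0.0424
```

```bash
python3 - <<'E'
from mv import *
s=st(); go((.486,-.2522,.2),-.976); a=grab("top",25); crop(a,220,180,300,260,9,"pics/t9.png"); crop(a,390,195,445,245,14,"pics/t3.png")
b=grab("side",25); crop(b,270,160,350,230,8,"pics/s9.png")
E
```

```text
t 50.88 tcp [ 0.5479 -0.0539  0.2755] rot [-1.57   0.003 -0.98 ] F [ 0.2 -0.1 -1.2] open 0.0424 j [-0.24  0.41  1.5   0.    1.23  0.74]
cur axes [ 3.259  1.878 -4.048] turn [-0.004 -0.037 -0.027] target axes [ 3.238  1.889 -4.06 ]
```

View pics/s9.png

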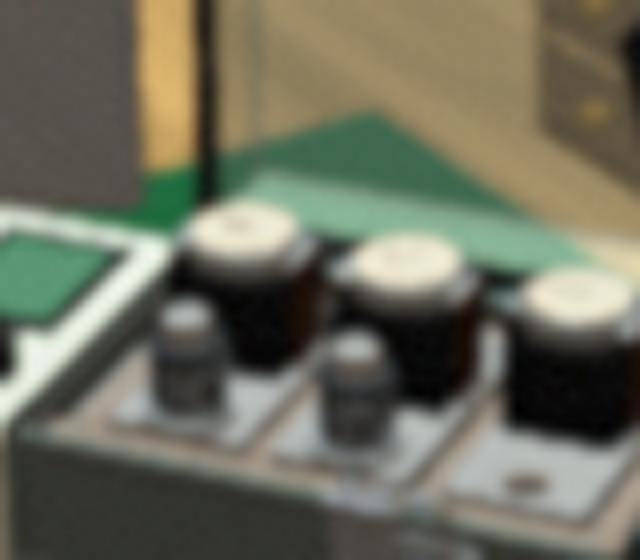

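View pics/t9.png

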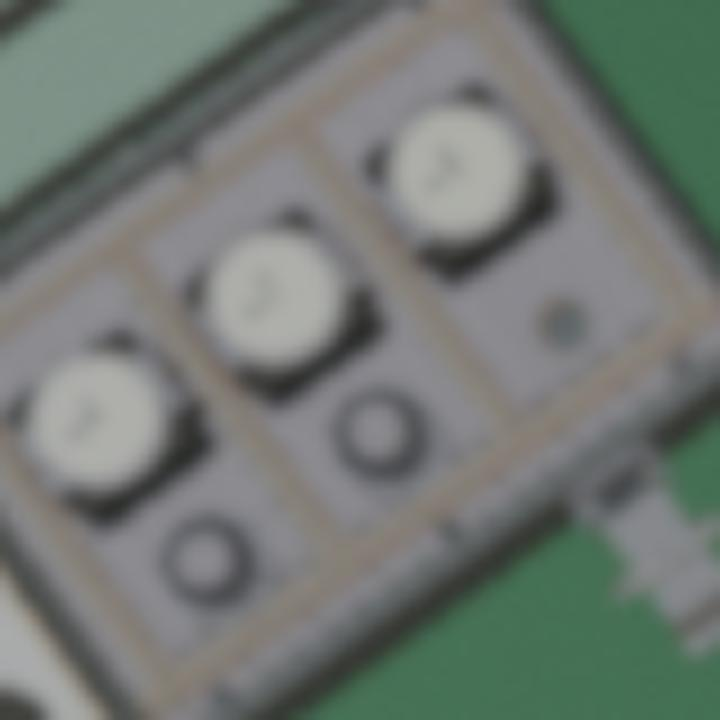

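View pics/t3.png

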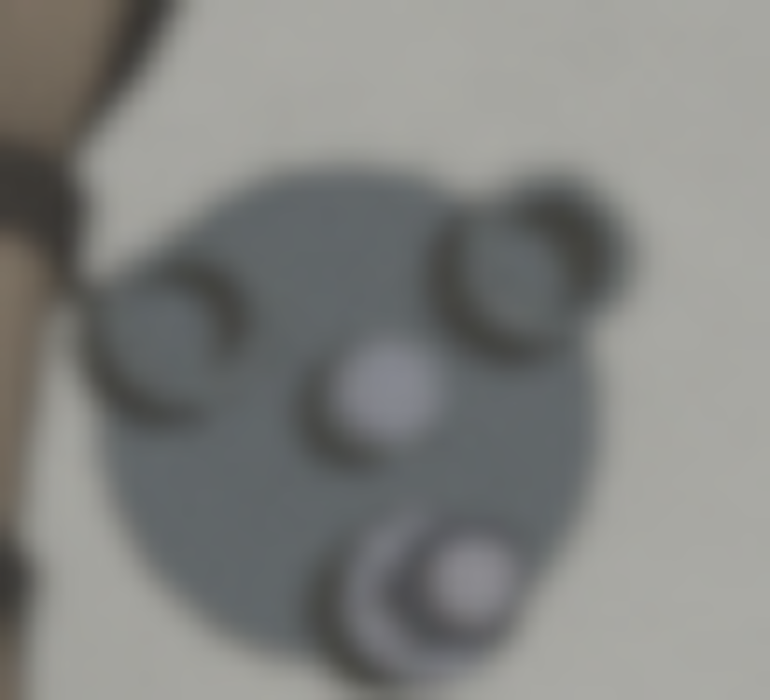

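{"fn": "servo_tool", "kwargs": {
  "plan": [0.54, 0.1, -0.67, 0, 0, 0, 0, 0.54, 0.3, -0.67, 0, 0, 0, 0, 0.54, 0.3, -0.68, 0, 0, 0, 0, 0.54, 0.4, -0.68, 0, 0, 0, 0, 0.54, 0.4, -0.68, 0, 0, 0, 0, 0.54, 0.4, -0.68, 0, 0, 0, 0, 0, 0, 0, 0, 0, 0, 0, 0, 0, 0, 0, 0, 0, 0, 0, 0, 0, 0, 0, 0, 0]
}}

```text
clock: 51.73
tcp_pos: [0.4866, -0.249, 0.1999]
tool_rot: [-1.57, 0.003, -0.975]
force: [-0.1, -0.0, -0.3]
opening: 0.0429
```

```bash
python3 - <<'E'
from mv import *
s=st(); go((.4861,-.2522,.1275),-.976)
b=grab("side",26); crop(b,370,230,480,350,5.5,"pics/s8.png")
E
```

```text
t 51.73 tcp [ 0.4866 -0.249   0.1999] rot [-1.57   0.003 -0.975] F [-0.1 -0.  -0.3] open 0.0429 j [-0.61  0.49  1.61  0.    1.05  0.36]
cur axes [ 0.065  1.809 -0.057] turn [-0.011  0.009 -0.025] target axes [ 0.06   1.809 -0.055]
```

View pics/s8.png

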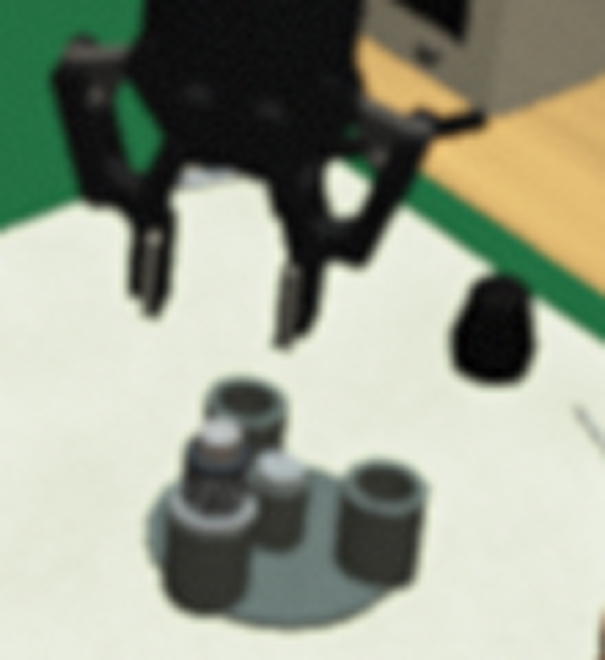

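{"fn": "servo_tool", "kwargs": {
  "plan": [0.06, 0.5, -0.06, 0, 0, 0, 0, 0, 0.5, 0, 0, 0, 0, 0, 0, 0.4, 0, 0, 0, 0, 0, 0, 0.25, 0, 0, 0, 0, 0, 0, 0.15, 0, 0, 0, 0, 0, 0, 0, 0, 0, 0, 0, 0, 0, 0, 0, 0, 0, 0, 0, 0, 0, 0, 0, 0, 0, -1, 0, 0, 0, 0, 0, 0, -1, 0, 0, 0, 0, 0, 0, -1, 0, 0, 0, 0, 0, 0, -1]
}}

```text
clock: 52.7
tcp_pos: [0.4858, -0.2536, 0.1287]
tool_rot: [-1.569, 0.001, -0.976]
force: [1.3, 0.9, 5.4]
opening: 0.0246
```

```bash
python3 - <<'E'
from mv import *
s=st(); print(pose(-.976).inv().apply(np.array([.4861,-.2522,0])-s['tcp_pos']).round(4))
p=s['tcp_pos'].copy(); p[2]+=.144
go(T(-.036,-.0592,.267),-.976,frm=(p,pose(-.976)))
E
```

```text
t 52.70 tcp [ 0.4858 -0.2536  0.1287] rot [-1.569e+00  1.000e-03 -9.760e-01] F [1.3 0.9 5.4] open 0.0246 j [-0.62  0.58  1.67  0.    0.89  0.35]
[-0.001   0.1287  0.0011]
cur axes [-6.593  0.067  6.313] turn [0. 0. 0.] target axes [-6.593  0.067  6.313]
```

{"fn": "servo_tool", "kwargs": {
  "plan": [0, -0.2, 0, 0, 0, 0, -1, 0, -0.4, 0, 0, 0, 0, -1, 0, -0.8, 0, 0, 0, 0, -1, 0, -0.8, 0, 0, 0, 0, -1, 0, -0.8, 0, 0, 0, 0, -1, 0, -0.6, 0, 0, 0, 0, -1, 0, 0, 0, 0, 0, 0, -1, 0, 0, 0, 0, 0, 0, -1]
}}

```text
clock: 53.37
tcp_pos: [0.4854, -0.254, 0.2731]
tool_rot: [-1.569, -0.0, -0.976]
force: [-0.2, 0.1, -1.8]
opening: 0.0248
```

{"fn": "servo_tool", "kwargs": {
  "plan": [-0.6, 0, 0.57, 0, 0, 0, -1, -0.6, 0, 0.57, 0, 0, 0, -1, -0.6, 0, 0.57, 0, 0, 0, -1, -0.6, 0, 0.57, 0, 0, 0, -1, -0.6, 0, 0.57, 0, 0, 0, -1, -0.6, 0, 0.57, 0, 0, 0, -1, -0.6, 0, 0.57, 0, 0, 0, -1, -0.6, 0, 0.58, 0, 0, 0, -1, -0.6, 0, 0.58, 0, 0, 0, -1, -0.6, 0, 0.58, 0, 0, 0, -1, -0.6, 0, 0.58, 0, 0, 0, -1, 0, 0, 0, 0, 0, 0, -1]
}}

```text
clock: 54.37
tcp_pos: [0.546, 0.1113, 0.2704]
tool_rot: [-1.572, 0.006, -0.972]
force: [0.1, -0.1, -0.3]
opening: 0.0246
```

{"fn": "servo_tool", "kwargs": {
  "plan": [0, 0.5, 0, 0, 0, 0, -1, 0, 0.3, 0, 0, 0, 0, -1, 0, 0, 0, 0, 0, 0, -1, 0, 0, 0, 0, 0, 0, -1, 0, 0, 0, 0, 0, 0, -1]
}}

```text
clock: 54.78
tcp_pos: [0.5466, 0.106, 0.2404]
tool_rot: [-1.571, 0.003, -0.977]
force: [-0.5, 0.1, -0.4]
opening: 0.0242
```

```bash
python3 - <<'E'
from mv import *
s=st(); go(T(-.036,-.0592,.093+.026+.0837),-.976); print(RT.T@(s['tcp_pos']-O))
b=grab("side",27); crop(b,305,165,365,235,10,"pics/s9.png")
E
```

```text
t 54.78 tcp [0.5466 0.106  0.2404] rot [-1.571  0.003 -0.977] F [-0.5  0.1 -0.4] open 0.0242 j [0.05 0.46 1.53 0.   1.16 1.03]
cur axes [0.004 0.867 0.017] turn [-0.001 -0.005 -0.025] target axes [0.002 0.867 0.017]
[-0.0366874  -0.05911172  0.23739444]
```

View pics/s9.png

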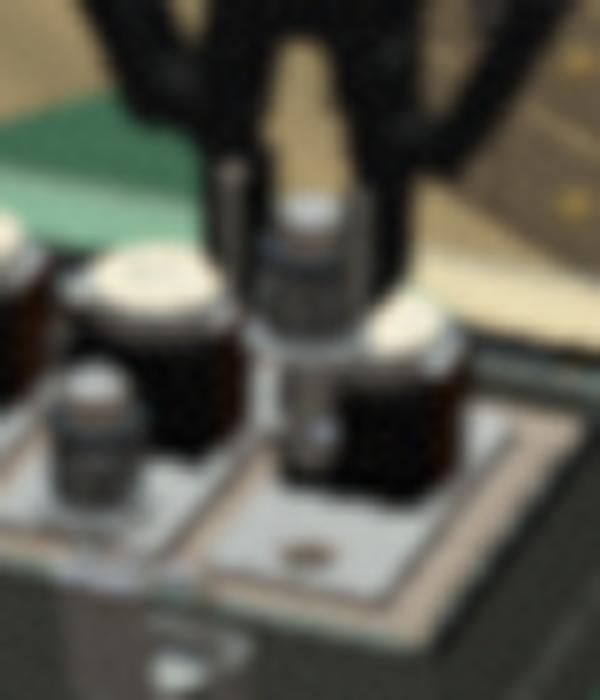

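```bash
python3 - <<'E'
from mv import *
f=lambda c:(305+(c[0]+.5)/10-.5,165+(c[1]+.5)/10-.5)
for n,c,z in [("button",(309,209),.1937),("hole",(308,555),.096)]:
    print(n,RT.T@(side.onz(f(c),z)-O))
E
```

```text
button [-0.03205578 -0.05676463  0.1907    ]
hole [-0.03149062 -0.05721471  0.093     ]
```

Aligned within 1 mm.

{"fn": "servo_tool", "kwargs": {
  "plan": [0.01, 0.2, 0.01, 0, 0, 0, -1, 0, 0.2, 0, 0, 0, 0, -1, 0, 0.15, 0, 0, 0, 0, -1, 0, 0.1, 0, 0, 0, 0, -1, 0, 0.1, 0, 0, 0, 0, -1, 0, 0.05, 0, 0, 0, 0, -1, 0, 0.05, 0, 0, 0, 0, -1, 0, 0, 0, 0, 0, 0, -1]
}}

```text
clock: 55.5
tcp_pos: [0.5471, 0.1064, 0.2063]
tool_rot: [-1.57, 0.002, -0.976]
force: [0.1, -0.2, -1.0]
opening: 0.0243
```

{"fn": "servo_tool", "kwargs": {
  "plan": [0, 0.02, 0, 0, 0, 0, -1, 0, 0, 0, 0, 0, 0, 0, 0, 0, 0, 0, 0, 0, 0, 0, 0, 0, 0, 0, 0, 0, 0, -0.3, 0, 0, 0, 0, 0, 0, -0.5, 0, 0, 0, 0, 0, 0, -0.5, 0, 0, 0, 0, 0, 0, 0, 0, 0, 0, 0, -1, 0, 0, 0, 0, 0, 0, -1, 0, 0, 0, 0, 0, 0, -1, 0, 0, 0, 0, 0, 0, -1]
}}

```text
clock: 56.42
tcp_pos: [0.5466, 0.1062, 0.2565]
tool_rot: [-1.572, 0.003, -0.976]
force: [-0.2, 0.6, 0.5]
opening: 0.0002
```

```bash
python3 - <<'E'
from mv import *
s=st(); print(RT.T@(s['tcp_pos']-O))
b=grab("side",28); crop(b,305,165,365,235,10,"pics/s9.png")
E
```

```text
t 56.42 tcp [0.5466 0.1062 0.2565] rot [-1.572  0.003 -0.976] F [-0.2  0.6  0.5] open 0.0002 j [0.05 0.44 1.51 0.   1.2  1.03]
[-0.03654187 -0.05894067  0.25354932]
```

View pics/s9.png

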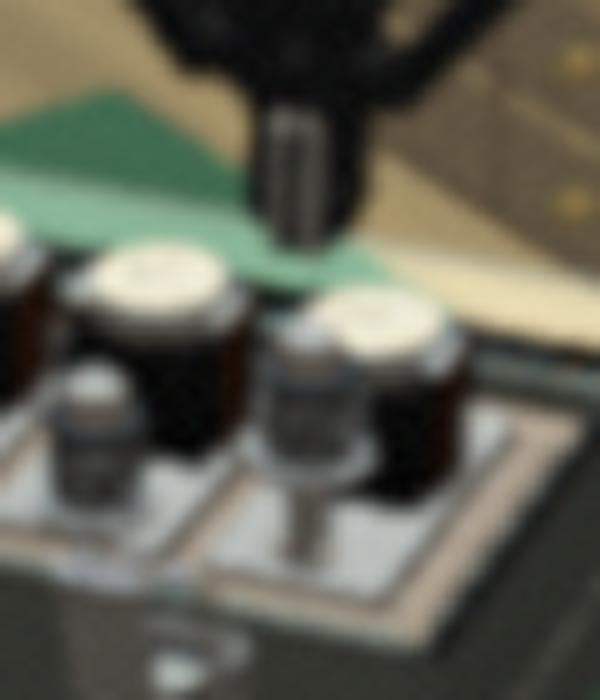

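{"fn": "servo_tool", "kwargs": {
  "plan": [0, 0.3, 0, 0, 0, 0, -1, 0, 0.15, 0, 0, 0, 0, -1, 0, 0.1, 0, 0, 0, 0, -1, 0, 0.1, 0, 0, 0, 0, -1, 0, 0.1, 0, 0, 0, 0, -1, 0, 0.1, 0, 0, 0, 0, -1, 0, 0.1, 0, 0, 0, 0, -1, 0, 0.1, 0, 0, 0, 0, -1, 0, 0.1, 0, 0, 0, 0, -1, 0, 0.1, 0, 0, 0, 0, -1, 0, 0.1, 0, 0, 0, 0, -1]
}}

```text
clock: 57.38
tcp_pos: [0.5474, 0.1062, 0.2035]
tool_rot: [-1.569, 0.001, -0.976]
force: [0.7, -1.6, 5.0]
opening: 0.0
```

{"fn": "servo_tool", "kwargs": {
  "plan": [0, 0.05, 0, 0, 0, 0, -1, 0, 0.04, 0, 0, 0, 0, -1, 0, 0, 0, 0, 0, 0, -1]
}}

```text
clock: 57.63
tcp_pos: [0.5484, 0.1058, 0.2015]
tool_rot: [-1.567, -0.001, -0.976]
force: [1.8, -2.9, 9.1]
opening: -0.0003
```

{"fn": "servo_tool", "kwargs": {
  "plan": [0, 0.04, 0, 0, 0, 0, -1, 0, 0.03, 0, 0, 0, 0, -1, 0, 0, 0, 0, 0, 0, -1]
}}

```text
clock: 57.88
tcp_pos: [0.5495, 0.1053, 0.2007]
tool_rot: [-1.564, -0.004, -0.976]
force: [1.5, -5.9, 19.0]
opening: -0.0001
```

{"fn": "servo_tool", "kwargs": {
  "plan": [0, -0.3, 0, 0, 0, 0, -1, 0, -0.5, 0, 0, 0, 0, -1, 0, -0.7, 0, 0, 0, 0, -1, 0, -0.5, 0, 0, 0, 0, -1, 0.8, 0, -0.3, 0, 0, 0, 0, 0.8, 0, -0.3, 0, 0, 0, 0, 0.8, 0, -0.3, 0, 0, 0, 0, 0.8, 0, -0.4, 0, 0, 0, 0, 0.8, 0, -0.4, 0, 0, 0, 0, 0.8, 0, -0.5, 0, 0, 0, 0, 0, 0, 0, 0, 0, 0, 0, 0, 0, 0, 0, 0, 0, 0]
}}

```text
clock: 58.88
tcp_pos: [0.5815, -0.1039, 0.276]
tool_rot: [-1.571, 0.004, -0.98]
force: [-0.4, -0.0, -0.1]
opening: 0.0423
```

```bash
python3 - <<'E'
from mv import *
from meas import blob
s=st(); a=grab("top",29); crop(a,220,180,300,260,9,"pics/t9.png"); 
b=grab("side",29); crop(b,270,160,360,235,8,"pics/s9.png"); crop(b,200,120,400,260,4,"pics/s10.png")
g=cv2.cvtColor(a,cv2.COLOR_BGR2GRAY)
for c in [(205,558),(382,434),(558,312)]:
    u,A=blob(g,220+c[0]/9,180+c[1]/9,5,1); print(u,A,(RT.T@(top.onz(u,.133)-O)).round(4))
E
```

```text
t 58.88 tcp [ 0.5815 -0.1039  0.276 ] rot [-1.571  0.004 -0.98 ] F [-0.4 -0.  -0.1] open 0.0423 j [-0.31  0.49  1.38  0.    1.28  0.67]
(np.float64(241.89109579306424), np.float64(241.66454661739624)) 27.484375 [-0.0374  0.0585  0.13  ]
(np.float64(261.2621864310148), np.float64(227.1778078677309)) 27.40625 [-0.036  -0.0004  0.13  ]
(np.float64(280.23807940729483), np.float64(212.98988411854103)) 41.125 [-0.0346 -0.0583  0.13  ]
```

View pics/s9.png

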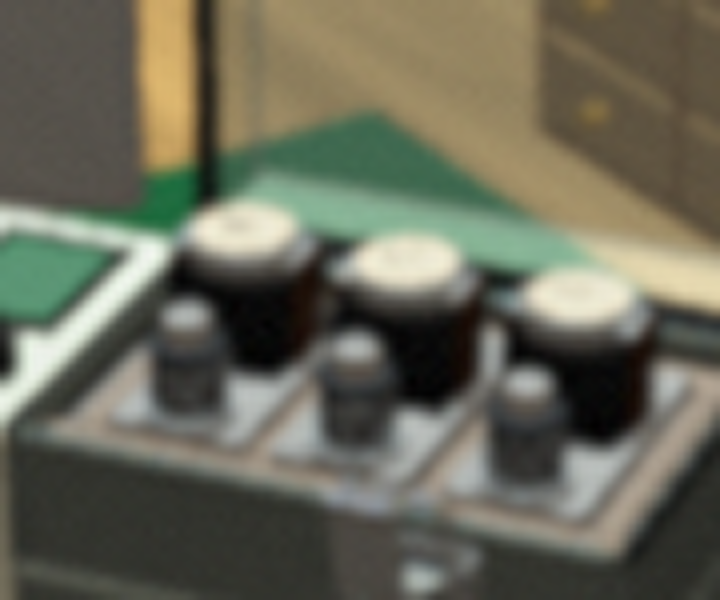

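View pics/t9.png

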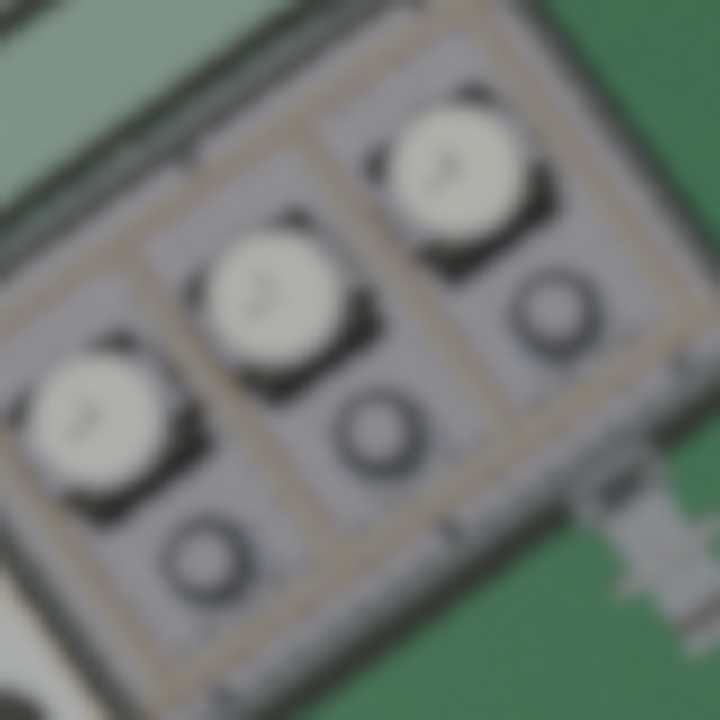

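View pics/side29.png

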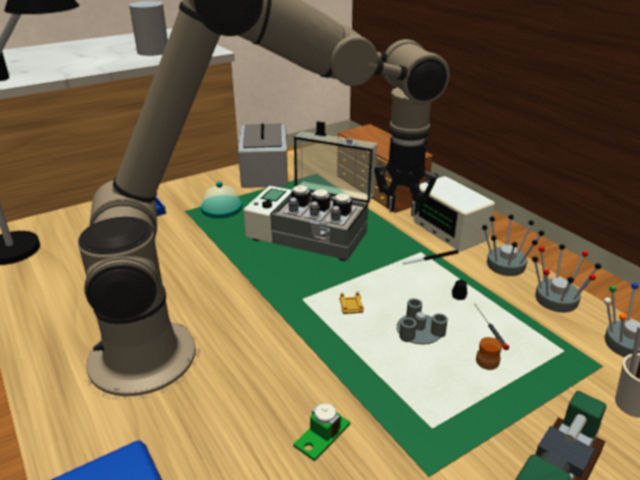

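```bash
python3 - <<'E'
from mv import *
f=lambda c:(270+(c[0]+.5)/8-.5,160+(c[1]+.5)/8-.5)
for t,c in [((241.9,241.7),(186,313)),((261.3,227.2),(357,348)),((280.3,213.1),(528,382))]:
    p,e=tri(top,t,side,f(c)); print((RT.T@(p-O)).round(4),round(e,4))
print(ctrl.hand_in())
E
```

```text
[-0.0379  0.0579  0.1338] 0.0009
[-0.0362 -0.0009  0.1324] 0.0009
[-0.035  -0.0585  0.1317] 0.0006
the job is handed in; nothing more can be done
None
```

The job is done and handed in at about 59 s. The latch is thrown and the cover stands open. All three carriers lie flat in their own bays, each locked with a ball-lock pin with its flange down and its button out. The stand is empty, so there is no spare pin. No bystander looked out of place in the last view.

**Last checks**
- **Top view:** the carrier holes, measured before the pins went in, were within about 1.5 mm of the bay holes. After pinning, the buttons sat at tester y +58, 0 and −58 mm.
- **Press-down:** each pin bottomed out with the fingertips about 127 mm above the bench, the height expected for a flange lying on its carrier.
- **Button height:** triangulated from both cameras, the tops came out at 132–134 mm in the tester's frame, against 130 mm expected.

**What disagreed**
- **Side camera:** on its own it reads about 5 mm too far along the tester's x, so I used it only for offsets between things in the same picture.
- **Pin flange height:** the triangulated buttons read 2–4 mm high. I put that down to the calibration, because the press-down height fits.

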